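# Press the seams of repaired power packs home and rack them

## Robot

A 6-joint arm with a two-finger parallel gripper is mounted at the origin on the work surface. World frame = base frame: x ahead of the robot, y to its left, z up, the work surface at z = 0. Lengths are in mm, angles in rad, forces in N, time in s.
With the tool pointing down it reaches from about 350 to 775 mm from the base axis. Payload 7.3 kg.
Tool frame: the origin (TCP) lies at the centre of the arm's flange, where the gripper is bolted on; the fingertips stand 178 mm ahead of it and the grasp point (between the pads) lies 159 mm ahead of it; z points along the fingers, y is the direction in which the jaws open and shut (so a half turn about z gives the same grasp; the last joint's range is limited). The gripper opens to 92 mm and grips with 3 to 60 N. Pads are 19 mm wide; open, the fingers measure 130 mm over their backs; the gripper's body (75 mm by 190 mm) begins 47 mm behind the grasp point.
Start: joints at [-1.493, 0.342, 1.524, -0, 1.275, -0.146], TCP at [116.537, -511.905, 404.741] pointing down, gripper open.
Joint ranges: [-2.53, 2.53], [-0.77, 2.02], [0.04, 2.7], [-1, 4.14], [0.28, 2.66], [-3.11, 3.11]. Speed limits (rad/s): [2.57, 2.57, 3.14, 3.14, 3.14, 3.14].

## Interface

Orientations are given as [roll, pitch, yaw] about the fixed x, y, z axes, in that order (R = Rz(yaw) Ry(pitch) Rx(roll)).
In Python, from plant import status, viewer, ticket gives the robot as it stands.
- The arm moves only by the tool play_rows, never from a script. Its argument "commands" is a list of rows, each an object with "offset": the shift along the tool's x, y, z in m, a list of three; "twist": the turn about the tool's z in degrees. A call has 1 to 5 rows; each row shifts and turns the commanded pose from where the row before left it, along the tool's axes as they then stand; what a row does not reach is not made up. A row lasts 1/10 s, in which the tool goes at most 50 mm and 8.59 degrees, less where a joint would pass 70% of its speed; a pose out of reach is approached as far as the arm can. A call with a gripper value outside its range is refused whole. "jaw" is the closure in counts, from 0 (fully open) to 255 (shut), set as the call begins (left out, the last holds). The fingers move at their own pace and stop on an object; the grip force is fixed at half the most. Time passes only in rows, so rows that do not move let the fingers close. It gives the time, the measured TCP pose, the force and the opening at its end, in the units of the state.
- status.get_obs(): the state, without advancing time (a new reading comes with each control period).
- viewer.capture(name): name is "side" or "top"; returns the picture (420x560x3 uint8, red, green, blue); there is no depth.
- viewer.camera_params(name): a dict with "fov_y" (degrees; the focal length in pixels is half the picture's height over the tangent of half this angle, whatever the lens; pixels are square), "cx", "cy" (the principal point, pixels), "D" ([k1, k2, p1, p2, k3] as OpenCV has them; the pictures are not rectified), "rvec" (rotation vector, rad) and "tvec" (3), from world to camera coordinates, as OpenCV has them. Camera axes: x right, y down, z forward; pixel columns grow to the right and rows downward; lengths in mm; the calibration is good to about 2 mm. A picture is of the moment at which its call begins. camera_params takes no time and is no camera call.
- ticket.close_job(): hands the job in, once; it reports no verdict.
The state is a dict: "time": time; "joint_positions": joint angles; "dq": joint speeds; "tau": joint torques, N m; "tool_pos": TCP position; "tcp_rot": TCP orientation; "contact_force": force on the tool from outside, world axes, zero at the start; "moment": the same for the moment, N m; "grip_width": finger opening in mm.
Only numpy, scipy, OpenCV 4.12 (cv2) and the standard library are available. Lean on these libraries where they do the work, as an engineer would, in place of code of your own. Each camera call takes 0.05 s, during which the arm holds its last target.

## Task

Lay every repaired power pack lid up in the pressing nest, one to a bay, orange clips towards the robot, each pushed back until it is felt to meet the bar. Then take the spring-loaded seam press and sweep it along the seam rail, holding its spring partly in (never bottomed out), so that all clips go in flush, and on until it comes up against the red end stop; then stand the press back upright in its tray and lay the packs lid up and side by side on the sloped rack, lengthwise up the slope with their lower ends against the lip. Leave the mug and solder spool where they are.

Things in the scene. Friction and masses are not known exactly. Their poses are not given: they have to be found in the camera images.
- pack1: Power pack 1: box 100 long (x) x 42 wide (y) x 22 high (z), aluminium lower shell, black clip-on lid, about 0.25 kg; three orange snap clips in a row across its -x end. Origin: centre of its underside, z up. Identical to the other packs; may be absent.
- pack1_seam (a point): Middle of pack 1's row of clips, on the lid's top face: 38 from the pack's centre towards its -x end, 22 above its underside.
- pack1_clip1 (a joint): Orange snap clip of pack 1 at pack y = +14: a tab 14 (x) x 12 (y) that slides straight down. 0 = 3 mm proud of the lid, 0.003 m = flush, home. It takes about 2.5 N to push and stays where it is left.
- pack1_clip2 (a joint): Orange snap clip of pack 1 at pack y = 0: a tab 14 (x) x 12 (y) that slides straight down. 0 = 3 mm proud of the lid, 0.003 m = flush, home. It takes about 2.5 N to push and stays where it is left.
- pack1_clip3 (a joint): Orange snap clip of pack 1 at pack y = -14: a tab 14 (x) x 12 (y) that slides straight down. 0 = 3 mm proud of the lid, 0.003 m = flush, home. It takes about 2.5 N to push and stays where it is left.
- pack2: Power pack 2: box 100 long (x) x 42 wide (y) x 22 high (z), aluminium lower shell, black clip-on lid, about 0.25 kg; three orange snap clips in a row across its -x end. Origin: centre of its underside, z up. Identical to the other packs; may be absent.
- pack2_seam (a point): Middle of pack 2's row of clips, on the lid's top face: 38 from the pack's centre towards its -x end, 22 above its underside.
- pack2_clip1 (a joint): Orange snap clip of pack 2 at pack y = +14: a tab 14 (x) x 12 (y) that slides straight down. 0 = 3 mm proud of the lid, 0.003 m = flush, home. It takes about 2.5 N to push and stays where it is left.
- pack2_clip2 (a joint): Orange snap clip of pack 2 at pack y = 0: a tab 14 (x) x 12 (y) that slides straight down. 0 = 3 mm proud of the lid, 0.003 m = flush, home. It takes about 2.5 N to push and stays where it is left.
- pack2_clip3 (a joint): Orange snap clip of pack 2 at pack y = -14: a tab 14 (x) x 12 (y) that slides straight down. 0 = 3 mm proud of the lid, 0.003 m = flush, home. It takes about 2.5 N to push and stays where it is left.
- pack3: Power pack 3: box 100 long (x) x 42 wide (y) x 22 high (z), aluminium lower shell, black clip-on lid, about 0.25 kg; three orange snap clips in a row across its -x end. Origin: centre of its underside, z up. Identical to the other packs; may be absent.
- pack3_seam (a point): Middle of pack 3's row of clips, on the lid's top face: 38 from the pack's centre towards its -x end, 22 above its underside.
- pack3_clip1 (a joint): Orange snap clip of pack 3 at pack y = +14: a tab 14 (x) x 12 (y) that slides straight down. 0 = 3 mm proud of the lid, 0.003 m = flush, home. It takes about 2.5 N to push and stays where it is left.
- pack3_clip2 (a joint): Orange snap clip of pack 3 at pack y = 0: a tab 14 (x) x 12 (y) that slides straight down. 0 = 3 mm proud of the lid, 0.003 m = flush, home. It takes about 2.5 N to push and stays where it is left.
- pack3_clip3 (a joint): Orange snap clip of pack 3 at pack y = -14: a tab 14 (x) x 12 (y) that slides straight down. 0 = 3 mm proud of the lid, 0.003 m = flush, home. It takes about 2.5 N to push and stays where it is left.
- nest: Fixed steel nest plate, 134 (x) x 330 (y) x 8 high; origin under it, x away from the robot. Three bays side by side: a pack home in its bay has its underside's centre at nest x = 0, y = +76, 0 or -76, z = 8, its clip end towards -x in a gap of the seam rail (5 to spare each side), its other end against a low bar at the back (face at x = +50, 12 thick, top at z = 22).
- seam_start (a point): Where a sweep starts: on top of the level aluminium seam rail's +y stretch (61 long), at nest x = -39, y = +131, z = 30. The rail (22 wide, nest x = -50 to -28) runs to nest -y, cut away 52 wide at each bay; its top is flush with the lids of packs in the bays, clips in line. A bay left empty is a gap that the press rides over.
- end_stop: Red block, 30 (x) x 14 (y), at the rail's -y end, 23 higher than the rail. Origin on the nest plate at the middle of its face towards the rail (nest x = -39, y = -150).
- press: Spring-loaded seam press, 0.2 kg, 97 high: blue handle 30 (x) x 24 (y), z = 45 to 97 (grip at z = 72, fingers closing along y), black foot plate 50 along y, white sprung shoe below, 24 (x) x 58 (y): flat middle 22 long, end ramps 18 long rising at 25 degrees. Origin under the shoe's middle, spring out; z up. Sweep it along its y.
- shoe (a joint): How far the shoe is pushed up into the press against its spring: 0 = out, 0.010 m = bottomed out. Pressing force is about 3.6 N + 1.2 N per mm.
- tray: Fixed grey tray where the press lives, 90 (x) x 110 (y), walls 4 thick and 16 high. Origin under its centre; floor at about z = 4 to 5. The press stands upright on its floor.
- board: White sloped board of the fixed rack, 140 (x) x 250 (y). Origin: middle of its top face; z square to it, x uphill at 20 degrees (0.35 rad), away from the robot. Blue lip along the low edge, 12 above the face: a pack lying against it has its origin at board x = -14. Three packs fit side by side, 76 apart (y = -76, 0, 76), length uphill.
- spool: Solder spool, red flanges, 60 across, 40 high: stands among the packs. Origin under its centre. Not needed.
- mug: White mug, 76 across, 90 high, origin under its centre. Not needed.
There are look-alikes about, which are no part of the job. Leave any purple look-alike of the pack3 alone. Several things have the shape of the tray; the one meant has the colours described above.

How it is judged:
By the outcome, as a careful person would: the job done as asked, in the order asked, and still so for the second after the job is handed in, with the robot touching nothing.
Of pack1, pack2, pack3 only 2 to 3 are there at a start; the rules pass over those that are not, and their reading is None.
At some moment in a run one of pack1, pack2, pack3 may be knocked a few centimetres aside while the robot is not near it.
It also fails if it takes over 210 s, if anything falls off the work surface, if the arm or the gripper's body presses on something with over 40 N, if the wrist force passes 120 N, or if a joint passes its speed limit or range.

## Working session

There is one attempt and no reset: what is moved stays moved. The work goes in short steps, Python scripts to look and compute and a tool call to move; the robot and the scene stay as the last step left them, time stands still between calls to the robot, and variables do not carry over. Pictures are saved under pics/ and viewed, and the job is handed in when it is done.

Besides the shell and the picture viewer there is one more tool, called after "Emit:" by a JSON object that holds its "name" and its "arguments". play_rows: Moves the arm, as the interface text tells. Its arguments: {"type":"object","properties":{"commands":{"type":"array"},"jaw":{"type":"number"}},"required":["commands"]}

```bash
ls; mkdir -p pics
python3 - <<'E'
from plant import status, viewer, ticket
import cv2
print(status.get_obs())
for n in ("side","top"):
    im=viewer.capture(n); cv2.imwrite(f"pics/{n}0.png",im[:,:,::-1]); print(n,viewer.camera_params(n))
E
```

```text
pics
{'time': 0.0, 'joint_positions': array([-1.49299510e+00,  3.42711017e-01,  1.52503912e+00,  2.95027754e-06,
        1.27539303e+00, -1.46000484e-01]), 'dq': array([-3.17638653e-05, -4.13495470e-04,  5.72097313e-05,  8.28268400e-04,
       -8.54596826e-04,  8.95851910e-05]), 'tau': array([ 1.43418401e-03, -4.31243527e+01, -2.44214058e+01,  7.17248465e-02,
        5.59552631e-02, -1.12415837e-04]), 'tool_pos': array([ 116.52811629, -511.75774264,  404.04311301]), 'tcp_rot': array([-3.14005905e+00, -2.28363587e-04,  2.23800674e-01]), 'contact_force': array([0.55373784, 0.12705149, 0.20024872]), 'moment': array([ 0.01385863,  0.03776132, -0.01802202]), 'grip_width': 91.79787249974633}
side {'fov_y': 45.06500914365695, 'cx': 282.6153970950607, 'cy': 203.9053448639201, 'D': array([-0.07380645,  0.        ,  0.        ,  0.        ,  0.        ]), 'rvec': array([ 0.66870232, -2.58446365,  1.1809133 ]), 'tvec': array([ 396.23927305,  226.92255373, 1122.86035152])}
top {'fov_y': 45.09646013266294, 'cx': 277.8058168039207, 'cy': 209.47995822108618, 'D': array([-0.18505843,  0.        ,  0.        ,  0.        ,  0.        ]), 'rvec': array([ 2.14443433, -2.19473987,  0.10632275]), 'tvec': array([ -43.38022951,  498.44115363, 1200.56850791])}
```

View pics/side0.png

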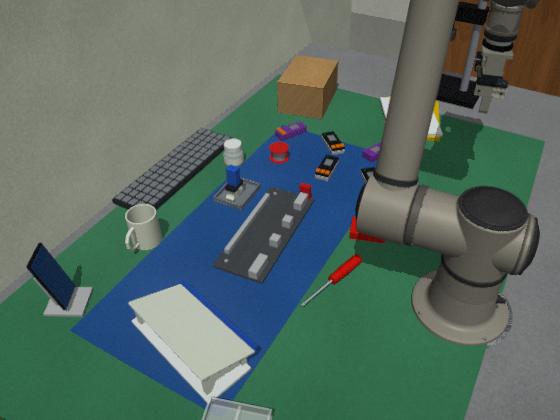

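View pics/top0.png

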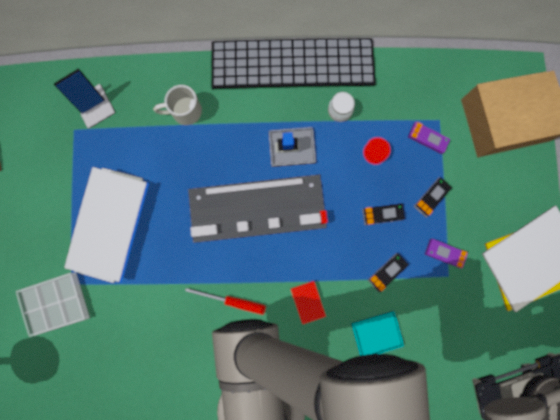

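```bash
cat > h.py <<'E'
import numpy as np, cv2
from plant import status, viewer, ticket
def cam(n):
    p=viewer.camera_params(n); f=210/np.tan(np.radians(p["fov_y"]/2))
    K=np.array([[f,0,p["cx"]],[0,f,p["cy"]],[0,0,1.]]); return K,np.array(p["D"],float),np.array(p["rvec"],float),np.array(p["tvec"],float)
def ray(n,uv):
    K,D,r,t=cam(n); R=cv2.Rodrigues(r)[0]
    q=cv2.undistortPoints(np.array(uv,float).reshape(-1,1,2),K,D).reshape(-1,2)
    d=np.c_[q,np.ones(len(q))]@R; return -R.T@t,d
def onz(n,uv,z):
    c,d=ray(n,uv); return c+d*((z-c[2])/d[:,2])[:,None]
def proj(n,P):
    K,D,r,t=cam(n); return cv2.projectPoints(np.array(P,float).reshape(-1,1,3),r,t,K,D)[0].reshape(-1,2)
def crop(n,name,box,s):
    im=viewer.capture(n) if isinstance(n,str) else n
    x0,y0,x1,y1=box; c=cv2.resize(im[y0:y1,x0:x1],None,fx=s,fy=s,interpolation=cv2.INTER_CUBIC)
    cv2.imwrite("pics/"+name,c[:,:,::-1]); return im
E
python3 - <<'E'
from h import *
im=crop("top","t1.png",(345,110,485,310),4-1)
hsv=cv2.cvtColor(im,cv2.COLOR_RGB2HSV)
m=cv2.inRange(hsv,(5,150,120),(22,255,255))
k,l,st,ce=cv2.connectedComponentsWithStats(m)
for i in range(1,k):
    if st[i,4]>8: print(st[i],ce[i],onz("top",ce[i],24).round(1))
m=cv2.inRange(hsv,(0,0,0),(179,255,60)); m[:110]=0;m[310:]=0;m[:,:350]=0;m[:,480:]=0
k,l,st,ce=cv2.connectedComponentsWithStats(m)
for i in range(1,k):
    if st[i,4]>30: print('dark',st[i],ce[i],onz("top",ce[i],22).round(1))
print(ray("top",[0,0])[0],ray("side",[0,0])[0])
crop(im,"t2.png",(180,120,340,250),5)
cv2.imwrite("pics/t0raw.png",im[:,:,::-1])
crop("side","s1.png",(200,110,400,290),4)
E
```

```text
[412 124   9  14  54] [416.31481481 130.22222222] [[ 689.1 -407.    24. ]]
[417 200  15  15 106] [424.45283019 206.95283019] [[ 495.2 -416.2   24. ]]
[365 208   9  16 107] [369.14018692 215.3271028 ] [[ 477.9 -276.9   24. ]]
[458 251   8  16  65] [461.44615385 258.35384615] [[ 365.7 -504.9   24. ]]
[371 275  14  16 109] [377.60550459 282.62385321] [[ 314.3 -291.8   24. ]]
[315 284   4  11  11] [316.36363636 289.        ] [[ 303.5 -143.    24. ]]
[250 311  11   3  12] [255.16666667 312.08333333] [[251.7   5.   24. ]]
dark [423 179  28  29 244] [435.6557377 193.75     ] [[ 527.6 -447.3   22. ]]
dark [373 205  31  17 250] [387.212 213.244] [[ 482.1 -322.3   22. ]]
dark [376 255  31  31 260] [390.51153846 270.39615385] [[ 342.7 -325.    22. ]]
[ 375.72110853  -55.2936677  1243.97203708] [ -8.86053835 801.75662013 909.07787832]
```

View pics/t1.png

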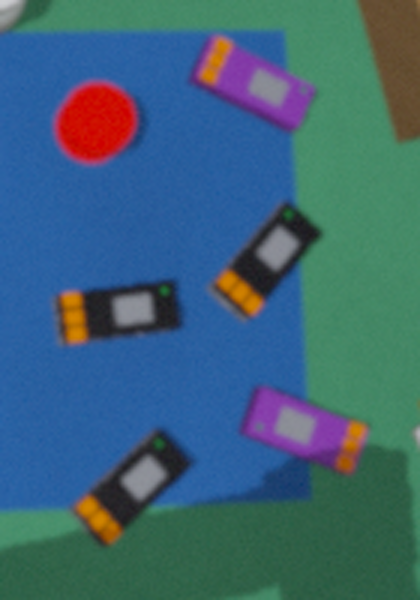

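View pics/t2.png

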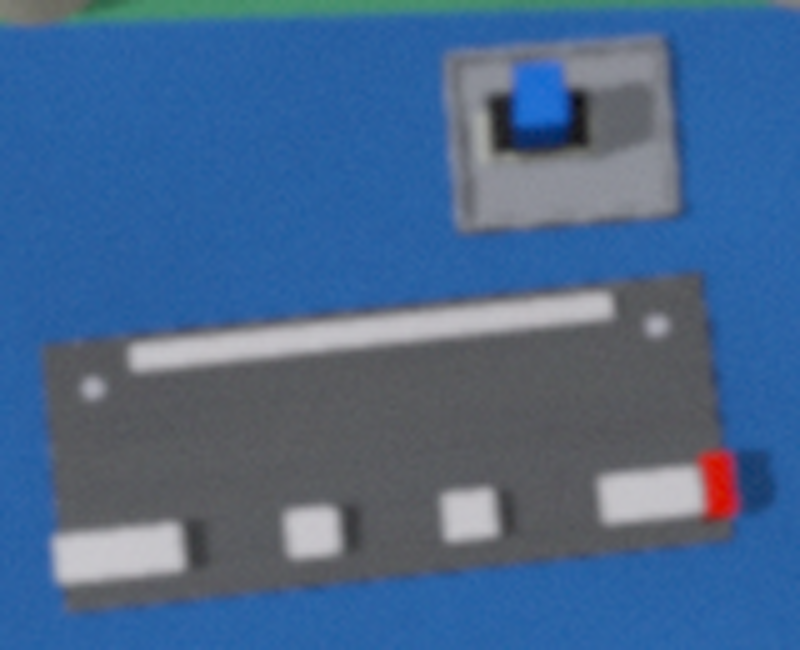

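View pics/s1.png

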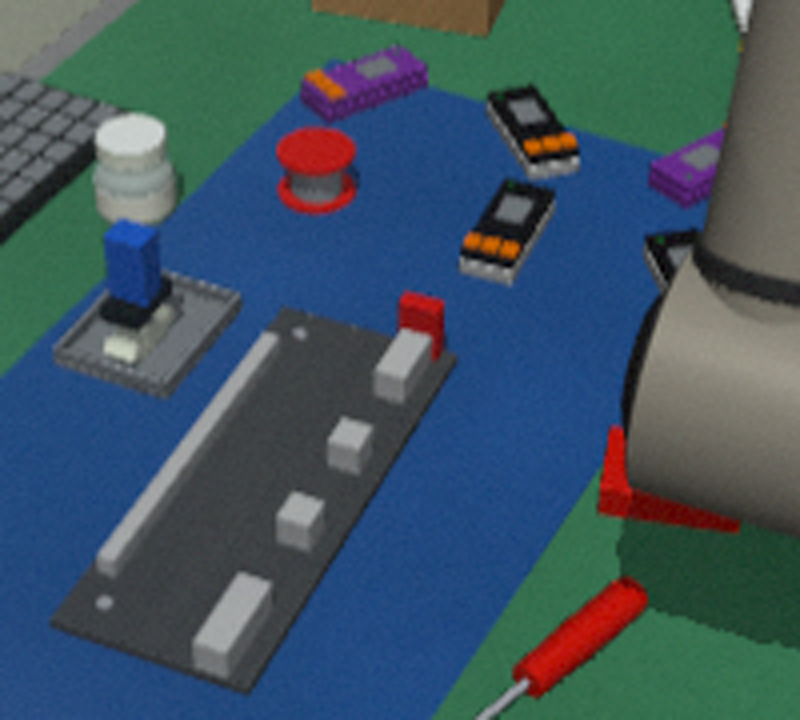

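```bash
cat > m.py <<'E'
from h import *
def rect(n,pts,z):
    W=onz(n,pts,z)[:,:2].astype(np.float32); return cv2.minAreaRect(cv2.convexHull(W)), W
def packs(im,n="top",z=22):
    hsv=cv2.cvtColor(im,cv2.COLOR_RGB2HSV)
    o=cv2.inRange(hsv,(5,150,120),(22,255,255)); d=cv2.inRange(hsv,(0,0,0),(179,255,75))
    k,l,st,ce=cv2.connectedComponentsWithStats(o); kd,ld,sd,cd=cv2.connectedComponentsWithStats(d)
    for i in range(1,k):
        if st[i,4]<25: continue
        # adjoining dark component
        nb=cv2.dilate((l==i).astype(np.uint8),np.ones((5,5)))*ld
        ids=[j for j in np.unique(nb) if j and 60<sd[j,4]<900 and (nb==j).sum()>4]
        if not ids: print("no dark",ce[i]); continue
        mk=np.isin(ld,ids)|(l==i); v,u=np.nonzero(mk)
        r,W=rect(n,np.c_[u,v],z); c=np.array(r[0]); oc=onz(n,ce[i],z+3)[0,:2]
        bx=cv2.boxPoints(r); e=[bx[1]-bx[0],bx[2]-bx[1]]; e=max(e,key=np.linalg.norm); e/=np.linalg.norm(e)
        if e@(c-oc)<0: e=-e
        print("pack px",ce[i].round(),"centre",c.round(1),"size",np.round(r[1],1),"yaw %.1f"%np.degrees(np.arctan2(e[1],e[0])),"seam",oc.round(1),"c-from-seam",(oc+38*e).round(1))
E
python3 - <<'E'
from m import *
im=cv2.imread("pics/t0raw.png")[:,:,::-1].copy()
packs(im)
hsv=cv2.cvtColor(im,cv2.COLOR_RGB2HSV)
# nest plate: dark grey
m=cv2.inRange(hsv,(0,0,50),(179,60,120)); box=np.zeros_like(m); box[165:250,182:335]=255; m&=box
k,l,st,ce=cv2.connectedComponentsWithStats(m); i=1+np.argmax(st[1:,4]); print(st[i])
v,u=np.nonzero(l==i); r,_=rect("top",np.c_[u,v],8); print("nest",r,cv2.boxPoints(r))
# light blocks z=30 & bar z=22
m=cv2.inRange(hsv,(0,0,150),(179,50,255))&box
k,l,st,ce=cv2.connectedComponentsWithStats(m)
for i in range(1,k):
    if st[i,4]>40:
        v,u=np.nonzero(l==i); 
        for z in (22,30): r,_=rect("top",np.c_[u,v],z); print(ce[i].round(1),z,np.round(r[0],1),np.round(r[1],1),round(r[2],1))
m=cv2.inRange(hsv,(0,180,120),(6,255,255))&box
v,u=np.nonzero(m); r,_=rect("top",np.c_[u,v],53); print("stop",r)
crop(im,"t3.png",(50,150,160,300),4)
E
```

```text
no dark [416.31481481 130.22222222]
pack px [424. 207.] centre [ 523.3 -443. ] size [39.1 94. ] yaw -44.3 seam [ 495.1 -415.9] c-from-seam [ 522.3 -442.4]
pack px [369. 215.] centre [ 481.7 -315.6] size [37.6 94.1] yaw -84.0 seam [ 477.8 -276.8] c-from-seam [ 481.8 -314.5]
no dark [461.44615385 258.35384615]
pack px [378. 283.] centre [ 339.7 -320.8] size [39.8 93.8] yaw -47.6 seam [ 314.3 -291.6] c-from-seam [ 339.9 -319.7]
[ 189  175  137   67 5353]
nest ((504.2271728515625, -2.66656494140625), (130.3956298828125, 326.12939453125), 5.016586780548096) [[ 425.02002  154.07233]
 [ 453.53815 -170.8078 ]
 [ 583.4343  -159.40546]
 [ 554.9162   165.47467]]
[253.  185.9] 22 [556.9   3.2] [ 13.7 234.7] 5.0
[253.  185.9] 30 [555.8   2.9] [ 13.6 233.2] 5.0
[309.7 218.4] 22 [ 474.  -131.4] [23.4 48.1] 5.0
[309.7 218.4] 30 [ 473.3 -130.9] [23.2 47.8] 5.0
[273.3 222.5] 22 [466.2 -42.5] [24.2 21.9] 88.7
[273.3 222.5] 30 [465.6 -42.6] [24.1 21.7] 88.7
[242.  225.9] 22 [459.4  32.7] [24.3 24.3] 89.1
[242.  225.9] 30 [458.9  32.2] [24.1 24.1] 89.1
[203.1 230.2] 22 [451.5 127.3] [24.2 61.8] 5.1
[203.1 230.2] 30 [451.  126.1] [24.1 61.4] 5.1
stop ((475.4511413574219, -161.27056884765625), (26.811994552612305, 8.064986228942871), 6.308807849884033)
```

View pics/t3.png

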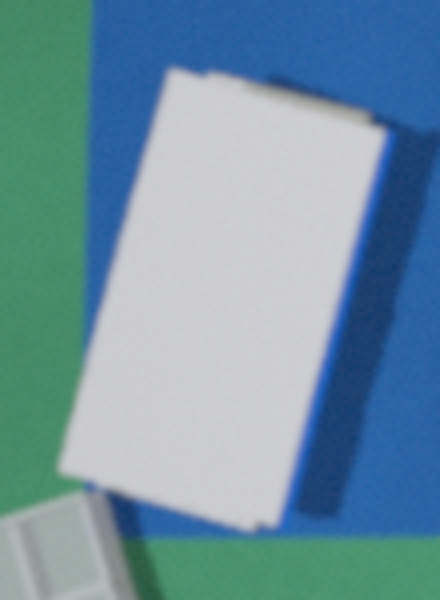

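Run:
```python
from h import *
im=cv2.imread("pics/side0.png")[:,:,::-1].copy()
crop(im,"s3.png",(110,270,280,410),4)
```

```text
(no output)
```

View pics/s3.png

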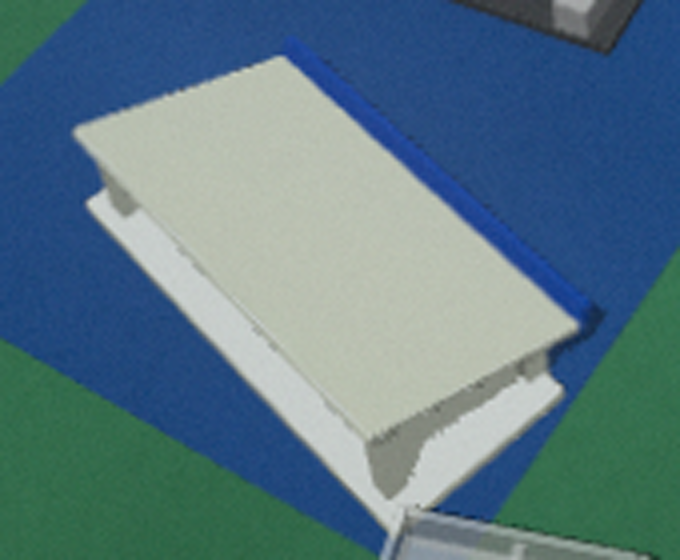

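```bash
cat >> h.py <<'E'
def tri(a,b):
    c1,d1=ray("side",a); c2,d2=ray("top",b); out=[]
    for p,q in zip(d1,d2):
        A=np.c_[p,-q]; s=np.linalg.lstsq(A,c2-c1,rcond=None)[0]; x,y=c1+p*s[0],c2+q*s[1]; out.append(np.r_[(x+y)/2,np.linalg.norm(x-y)])
    return np.array(out)
E
python3 - <<'E'
from h import *
S=[(128.8,302.5),(181.3,284.3),(255,351.8),(202,380)]
T=[(93,167),(145.5,182),(120,281.5),(65,267.5)]
P=tri(S,T); print(P.round(1)); Q=P[:,:3]
print([np.linalg.norm(Q[i]-Q[(i+1)%4]).round(1) for i in range(4)],Q.mean(0))
up=(Q[0]+Q[3]-Q[1]-Q[2]); up/=np.linalg.norm(up); print(up,np.degrees(np.arctan2(up[1],up[0])))
l=(Q[0]+Q[1]-Q[2]-Q[3]); print(np.degrees(np.arctan2(l[1],l[0])))
E
```

```text
[[6.054e+02 3.887e+02 7.240e+01 1.600e+00]
 [5.705e+02 2.683e+02 2.740e+01 5.100e+00]
 [3.295e+02 3.350e+02 2.490e+01 3.000e-01]
 [3.649e+02 4.579e+02 7.180e+01 1.000e-01]]
[np.float64(133.3), np.float64(250.1), np.float64(136.2), np.float64(250.3)] [467.56511615 362.47748671  49.1224431 ]
[0.2611344  0.90300424 0.34116295] 73.87097543793507
-15.762664644882097
```

Run:
```python
from h import *
S=[(213.8,265.5),(262,282.5),(313.8,199.3),(271.8,187.5)]
P=onz("side",S,8); print(P.round(1),P.mean(0))
a=np.radians(5)
print([[ (501.8+x*np.cos(a)-y*np.sin(a)).round(1),(-2.2+x*np.sin(a)+y*np.cos(a)).round(1)] for x,y in [(67,165),(-67,165),(-67,-165),(67,-165)]])
# pack 76/0/-76
for y in (76,0,-76): print(y,501.8-y*np.sin(a),-2.2+y*np.cos(a))
# packs in side view by orange clips
im=cv2.imread("pics/side0.png")[:,:,::-1].copy(); hsv=cv2.cvtColor(im,cv2.COLOR_RGB2HSV)
m=cv2.inRange(hsv,(5,150,120),(22,255,255)); k,l,st,ce=cv2.connectedComponentsWithStats(m)
for i in range(1,k):
    if st[i,4]>15: print(st[i],ce[i],onz("side",ce[i],24).round(1))
```

```text
[[ 548.2  170.7    8. ]
 [ 419.2  160.3    8. ]
 [ 448.1 -164.1    8. ]
 [ 576.  -153.7    8. ]] [497.8696419    3.28446986   8.        ]
[[np.float64(554.2), np.float64(168.0)], [np.float64(420.7), np.float64(156.3)], [np.float64(449.4), np.float64(-172.4)], [np.float64(582.9), np.float64(-160.7)]]
76 495.176163551178 73.51079705497266
0 501.8 -2.2
-76 508.42383644882204 -77.91079705497266
[277 128   9   7  29] [280.89655172 130.62068966] [[ 687.5 -403.8   24. ]]
[331 143  13   5  41] [337.26829268 145.36585366] [[ 492.2 -413.2   24. ]]
[316 168  14   6  48] [322.52083333 170.60416667] [[ 475.6 -274.4   24. ]]
```

```bash
cat > g.py <<'E'
import sys; from h import *
# python3 g.py x y z yawdeg : needed twist (deg), then offset in tool axes after twist
x,y,z,yw=map(float,sys.argv[1:5]); o=status.get_obs(); p=o["tool_pos"]; y0=np.degrees(o["tcp_rot"][2])
d=(yw-y0+180)%360-180; a=np.radians(yw); v=np.array([x,y,z])-p
print("t %.2f pos"%o["time"],p.round(1),"yaw %.2f"%y0,"tilt",np.degrees(o["tcp_rot"][:2]).round(2),"q",o["joint_positions"].round(2),"F",o["contact_force"].round(1),"w %.1f"%o["grip_width"])
print("twist %.2f"%(-d),"tool off",(v[0]*np.cos(a)+v[1]*np.sin(a)).round(1),(v[0]*np.sin(a)-v[1]*np.cos(a)).round(1),(-v[2]).round(1))
E
python3 g.py 480.5 -313.5 300 -84
```

```text
t 0.20 pos [ 116.5 -511.8  404.3] yaw 12.82 tilt [-1.7995e+02 -1.0000e-02] q [-1.49  0.34  1.52  0.    1.28 -0.15] F [-0.1  0.   0.1] w 91.8
twist 96.82 tool off -159.2 -382.7 104.3
```

Emit:
{"name": "play_rows", "arguments": {"commands": [{"offset": [0, 0, 0], "twist": 8.5}, {"offset": [0, 0, 0], "twist": 8.5}, {"offset": [0, 0, 0], "twist": 8.5}, {"offset": [0, 0, 0], "twist": 8.5}, {"offset": [0, 0, 0], "twist": 8.5}], "jaw": 60}}

```text
time: 0.7
tool_pos: [116.5, -511.9, 404.5]
tcp_rot: [-3.141, 0.0, -0.524]
contact_force: [0.1, -0.5, 0.2]
grip_width: 70.1
```

```bash
python3 g.py 480.5 -313.5 300 -84
```

```text
t 0.70 pos [ 116.5 -511.9  404.5] yaw -30.03 tilt [-1.7998e+02  2.0000e-02] q [-1.49  0.34  1.52 -0.    1.28  0.6 ] F [ 0.1 -0.5  0.2] w 70.1
twist 53.97 tool off -159.2 -382.7 104.5
```

Emit:
{"name": "play_rows", "arguments": {"commands": [{"offset": [0, 0, 0], "twist": 8.5}, {"offset": [0, 0, 0], "twist": 8.5}, {"offset": [0, 0, 0], "twist": 8.5}, {"offset": [0, 0, 0], "twist": 8.5}, {"offset": [0, 0, 0], "twist": 8.5}]}}

```text
time: 1.2
tool_pos: [116.5, -511.9, 404.5]
tcp_rot: [-3.141, 0.0, -1.266]
contact_force: [-0.0, -1.2, -0.5]
grip_width: 70.0
```

Emit:
{"name": "play_rows", "arguments": {"commands": [{"offset": [0, 0, 0], "twist": 5.7}, {"offset": [0, 0, 0], "twist": 5.7}, {"offset": [-0.02, -0.045, 0], "twist": 0}, {"offset": [-0.02, -0.045, 0], "twist": 0}, {"offset": [-0.02, -0.045, 0], "twist": 0}]}}

```text
time: 1.7
tool_pos: [244.9, -436.3, 404.5]
tcp_rot: [-3.142, 0.0, -1.46]
contact_force: [-0.0, -0.5, -0.8]
grip_width: 70.3
```

Emit:
{"name": "play_rows", "arguments": {"commands": [{"offset": [-0.02, -0.045, 0], "twist": 0}, {"offset": [-0.02, -0.045, 0], "twist": 0}, {"offset": [-0.02, -0.045, 0.01], "twist": 0}, {"offset": [-0.02, -0.045, 0.02], "twist": 0}, {"offset": [-0.01, -0.04, 0.02], "twist": 0}]}}

```text
time: 2.2
tool_pos: [451.5, -322.8, 355.8]
tcp_rot: [-3.141, -0.001, -1.458]
contact_force: [-0.2, -0.8, 0.2]
grip_width: 70.2
```

```bash
python3 g.py 480.5 -313.5 300 -84
python3 - <<'E'
from m import *
im=crop("top","t4.png",(300,110,480,310),3); packs(im)
crop("side","s4.png",(260,90,430,220),4)
E
```

```text
t 2.20 pos [ 451.5 -322.8  355.8] yaw -83.51 tilt [-1.7996e+02 -4.0000e-02] q [-0.76  0.44  1.52  0.    1.19  2.27] F [-0.2 -0.8  0.2] w 70.2
twist 0.49 tool off -6.2 -29.8 55.8
no dark [416.27272727 130.34545455]
no dark [369.11320755 215.38679245]
```

View pics/s4.png

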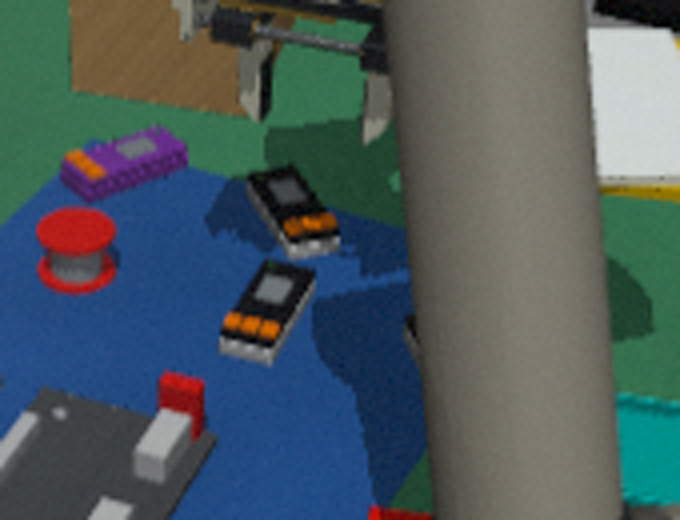

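View pics/t4.png

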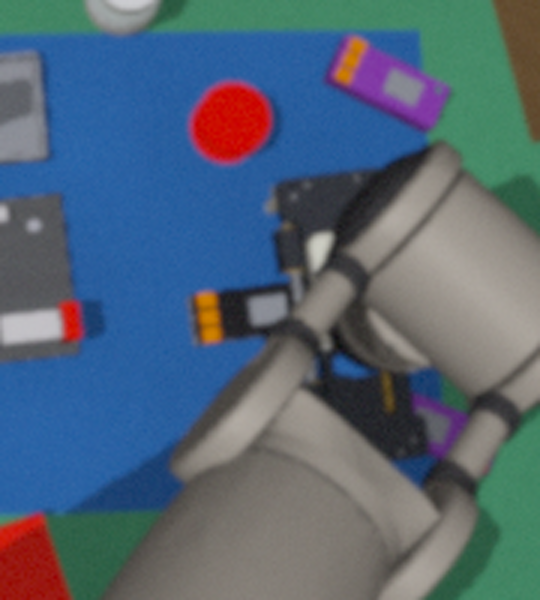

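Emit:
{"name": "play_rows", "arguments": {"commands": [{"offset": [-0.006, -0.03, 0.03], "twist": 0.4}, {"offset": [0, 0, 0.03], "twist": 0}, {"offset": [0, 0, 0.03], "twist": 0}, {"offset": [0, 0, 0], "twist": 0}, {"offset": [0, 0, 0], "twist": 0}]}}

```text
time: 2.8
tool_pos: [478.7, -316.0, 266.5]
tcp_rot: [3.141, 0.0, -1.466]
contact_force: [0.4, -1.1, -0.6]
grip_width: 70.1
```

```bash
python3 g.py 480.5 -313.5 184 -84
```

```text
t 2.80 pos [ 478.7 -316.   266.5] yaw -84.01 tilt [1.7998e+02 1.0000e-02] q [-0.72  0.57  1.57 -0.    1.01  2.32] F [ 0.4 -1.1 -0.6] w 70.1
twist -0.01 tool off -2.3 -2.0 82.5
```

Emit:
{"name": "play_rows", "arguments": {"commands": [{"offset": [-0.002, -0.002, 0.04], "twist": 0}, {"offset": [0, 0, 0.03], "twist": 0}, {"offset": [0, 0, 0.0125], "twist": 0}, {"offset": [0, 0, 0], "twist": 0}]}}

```text
time: 3.2
tool_pos: [480.6, -313.6, 183.5]
tcp_rot: [3.141, 0.0, -1.466]
contact_force: [-0.6, -1.0, -0.1]
grip_width: 70.6
```

Emit:
{"name": "play_rows", "arguments": {"commands": [{"offset": [0, 0, 0], "twist": 0}, {"offset": [0, 0, 0], "twist": 0}, {"offset": [0, 0, 0], "twist": 0}, {"offset": [0, 0, 0], "twist": 0}], "jaw": 255}}

```text
time: 3.6
tool_pos: [480.9, -313.4, 184.4]
tcp_rot: [-3.141, -0.001, -1.466]
contact_force: [-0.5, 0.3, 0.7]
grip_width: 42.9
```

```bash
python3 g.py 480.5 -313.5 184 -84
python3 - <<'E'
from m import *
im=crop("top","t5.png",(300,110,480,310),3)
hsv=cv2.cvtColor(im,cv2.COLOR_RGB2HSV)
m=cv2.inRange(hsv,(5,150,120),(22,255,255))
k,l,st,ce=cv2.connectedComponentsWithStats(m)
for i in range(1,k):
    if st[i,4]>8: print(st[i],ce[i],onz("top",ce[i],24).round(1))
im=crop("side","s5.png",(260,90,430,220),4)
hsv=cv2.cvtColor(im,cv2.COLOR_RGB2HSV)
m=cv2.inRange(hsv,(5,150,120),(22,255,255)); k,l,st,ce=cv2.connectedComponentsWithStats(m)
for i in range(1,k):
    if st[i,4]>15: print(st[i],ce[i],onz("side",ce[i],24).round(1))
E
```

```text
t 3.60 pos [ 480.9 -313.4  184.4] yaw -83.97 tilt [-1.7995e+02 -7.0000e-02] q [-0.71  0.68  1.63 -0.    0.83  2.33] F [-0.5  0.3  0.7] w 42.9
twist 0.03 tool off 0.1 0.4 0.4
[412 124   9  14  56] [416.19642857 130.33928571] [[ 688.8 -406.7   24. ]]
[365 208   7   7  33] [367.75757576 210.33333333] [[ 490.2 -274.    24. ]]
[458 251   8  16  65] [461.44615385 258.52307692] [[ 365.3 -504.9   24. ]]
[277 128   9   7  30] [280.86666667 130.66666667] [[ 687.5 -403.5   24. ]]
[316 168  13   6  48] [322.10416667 170.58333333] [[ 476.7 -273.9   24. ]]
```

View pics/s5.png

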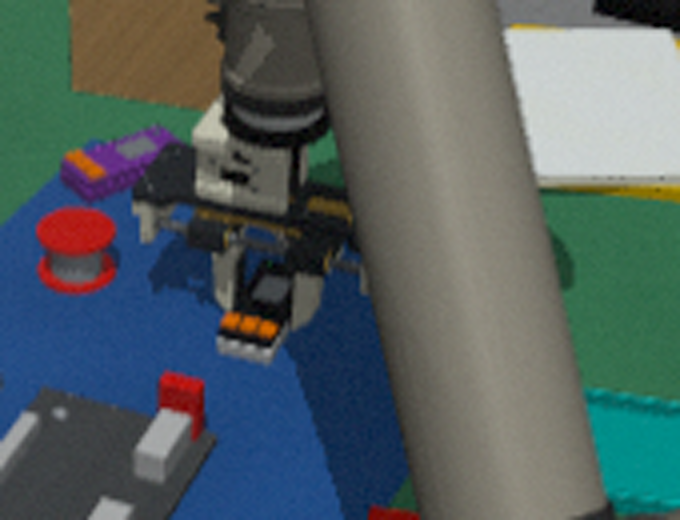

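Emit:
{"name": "play_rows", "arguments": {"commands": [{"offset": [0, 0, -0.02], "twist": 0}, {"offset": [0, 0, -0.04], "twist": 0}, {"offset": [0, 0, -0.04], "twist": 0}, {"offset": [0, 0, 0], "twist": -8.5}, {"offset": [0, 0, 0], "twist": -8.5}]}}

```text
time: 4.2
tool_pos: [480.8, -313.3, 284.9]
tcp_rot: [-3.14, -0.002, -1.163]
contact_force: [0.0, 0.5, -3.4]
grip_width: 41.8
```

Emit:
{"name": "play_rows", "arguments": {"commands": [{"offset": [0, 0, 0], "twist": -8.5}, {"offset": [0, 0, 0], "twist": -8.5}, {"offset": [0, 0, 0], "twist": -8.5}, {"offset": [0, 0, 0], "twist": -8.5}, {"offset": [0, 0, 0], "twist": -8.5}]}}

```text
time: 4.7
tool_pos: [480.6, -313.1, 283.1]
tcp_rot: [-3.141, 0.001, -0.421]
contact_force: [-0.1, -0.5, -2.5]
grip_width: 41.8
```

Emit:
{"name": "play_rows", "arguments": {"commands": [{"offset": [0, 0, 0], "twist": -8.5}, {"offset": [0, 0, 0], "twist": -8.5}, {"offset": [0, 0, 0], "twist": -8.5}, {"offset": [0, 0, 0], "twist": -4}, {"offset": [0, 0, 0], "twist": 0}]}}

```text
time: 5.2
tool_pos: [480.6, -313.1, 283.1]
tcp_rot: [-3.141, 0.001, 0.088]
contact_force: [-0.1, 0.4, -1.0]
grip_width: 41.6
```

```bash
python3 g.py 485 74.5 284 5
```

```text
t 5.20 pos [ 480.6 -313.1  283.1] yaw 5.05 tilt [-1.7996e+02  4.0000e-02] q [-0.71  0.55  1.55 -0.    1.04  0.77] F [-0.1  0.4 -1. ] w 41.6
twist 0.05 tool off 38.2 -385.7 -0.9
```

Emit:
{"name": "play_rows", "arguments": {"commands": [{"offset": [0.005, -0.048, 0], "twist": 0}, {"offset": [0.005, -0.048, 0], "twist": 0}, {"offset": [0.005, -0.048, 0], "twist": 0}, {"offset": [0.005, -0.048, 0], "twist": 0}, {"offset": [0.005, -0.048, 0], "twist": 0}]}}

```text
time: 5.7
tool_pos: [484.2, -70.2, 283.4]
tcp_rot: [3.142, -0.0, 0.085]
contact_force: [1.4, -0.0, -2.7]
grip_width: 41.8
```

Emit:
{"name": "play_rows", "arguments": {"commands": [{"offset": [0.005, -0.048, 0], "twist": 0}, {"offset": [0.005, -0.048, 0], "twist": 0}, {"offset": [0.003, -0.045, 0], "twist": 0}, {"offset": [0, -0.0045, 0], "twist": 0}, {"offset": [0, 0, 0], "twist": 0}]}}

```text
time: 6.2
tool_pos: [484.6, 75.3, 283.4]
tcp_rot: [3.141, 0.0, 0.089]
contact_force: [0.1, -0.5, -1.4]
grip_width: 42.4
```

```bash
python3 g.py 485 74.5 284 5
python3 - <<'E'
from m import *
im=crop("top","t6.png",(180,120,340,250),5)
im=crop("side","s6.png",(190,150,340,290),5)
E
```

```text
t 6.20 pos [484.6  75.3 283.4] yaw 5.11 tilt [1.7999e+02 1.0000e-02] q [-0.    0.42  1.78 -0.    0.94  1.48] F [ 0.1 -0.5 -1.4] w 42.4
twist 0.11 tool off 0.4 0.8 -0.6
```

View pics/s6.png

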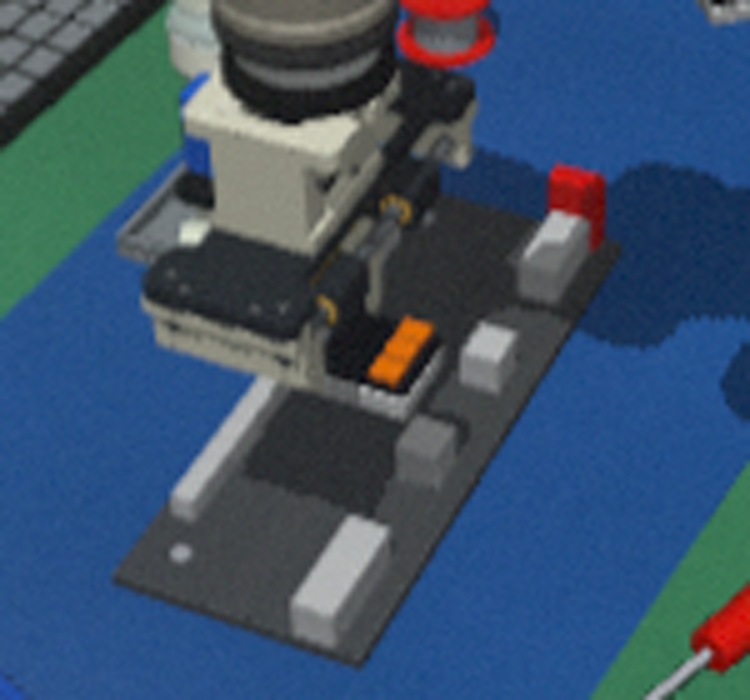

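View pics/t6.png

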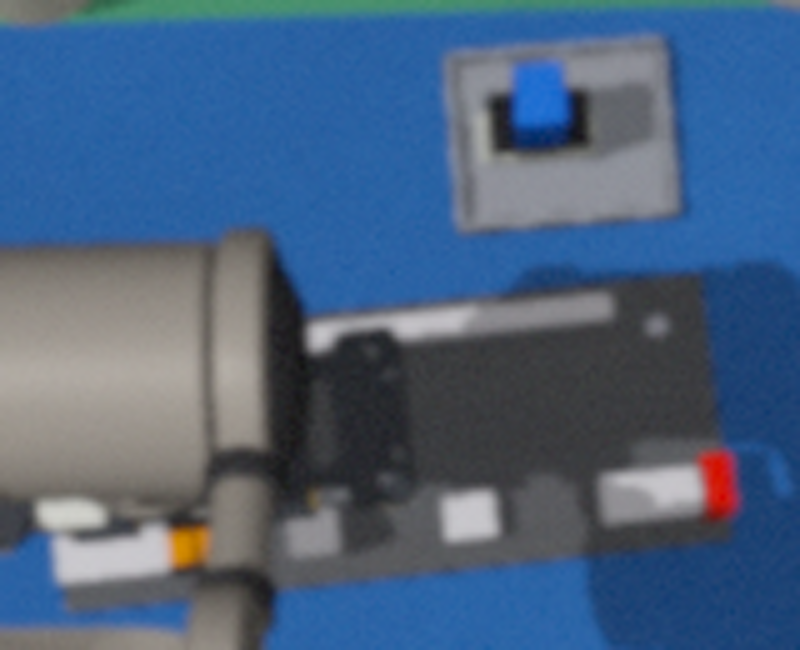

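Emit:
{"name": "play_rows", "arguments": {"commands": [{"offset": [0, 0.0005, 0.035], "twist": 0}, {"offset": [0, 0, 0.025], "twist": 0}, {"offset": [0, 0, 0.003], "twist": 0}, {"offset": [0, 0, 0], "twist": 0}]}}

```text
time: 6.7
tool_pos: [485.1, 72.4, 220.3]
tcp_rot: [3.141, 0.001, 0.085]
contact_force: [0.4, -0.8, -1.6]
grip_width: 41.5
```

```bash
python3 g.py 485 74.5 284 5
python3 - <<'E'
from m import *
im=crop("side","s7.png",(200,190,320,290),6)
E
```

```text
t 6.70 pos [485.1  72.4 220.3] yaw 4.89 tilt [1.7999e+02 7.0000e-02] q [-0.01  0.52  1.84 -0.    0.78  1.48] F [ 0.4 -0.8 -1.6] w 41.5
twist -0.11 tool off 0.1 -2.1 -63.7
```

View pics/s7.png

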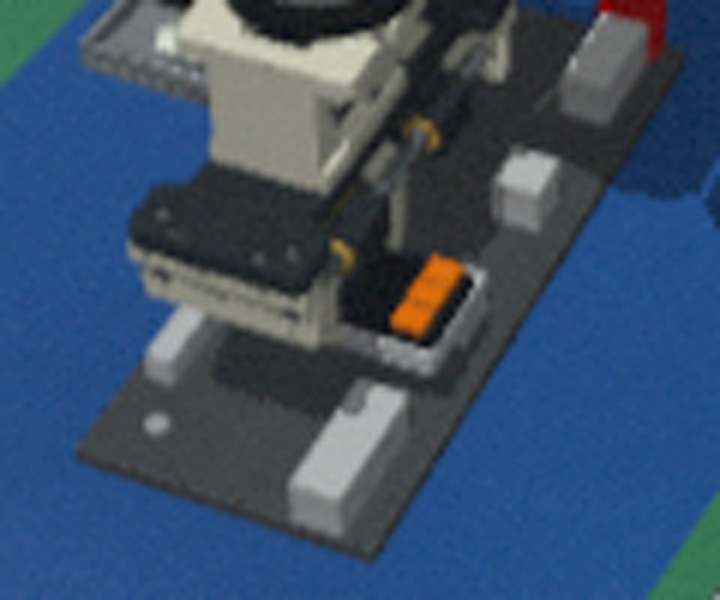

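Run:
```python
from m import *
P=onz("side",[(259.2,253.3),(268,255.5),(282.8,220.5),(290.8,222.8)],30)[:,:2]
a=np.radians(5); R=np.array([[np.cos(a),np.sin(a)],[-np.sin(a),np.cos(a)]])
N=(P-[499.8,-.5])@R.T; print(P.round(1),N.round(1))
im=viewer.capture("side"); hsv=cv2.cvtColor(im,cv2.COLOR_RGB2HSV); m=cv2.inRange(hsv,(5,150,120),(22,255,255)); m[:230]=0;m[:,:255]=0;m[:, 285:]=0
v,u=np.nonzero(m); o=onz("side",[(u.mean(),v.mean())],60)[:,:2]; print(u.mean(),v.mean(),o,(o-[499.8,-.5])@R.T, status.get_obs()["tool_pos"])
print(((np.array([485.1,72.4])-[499.8,-.5])@R.T).round(1))
```

```text
[[461.7 101.1]
 [439.5  97.2]
 [468.9 -27.2]
 [446.7 -29.4]] [[-29.1 104.5]
 [-51.5 102.5]
 [-33.1 -23.9]
 [-55.4 -24.2]]
270.14814814814815 238.11111111111111 [[448.70401338  69.66513344]] [[-44.78625665  74.35144258]] [485.5537614   72.87608723 221.51059135]
[-8.3 73.9]
```

Emit:
{"name": "play_rows", "arguments": {"commands": [{"offset": [0, -0.002, 0.01], "twist": 0}, {"offset": [0, 0, 0.01], "twist": 0}, {"offset": [0, 0, 0.005], "twist": 0}, {"offset": [0, 0, 0], "twist": 0}]}}

```text
time: 7.2
tool_pos: [484.3, 75.7, 194.5]
tcp_rot: [-3.142, 0.002, 0.088]
contact_force: [0.1, 0.0, -2.9]
grip_width: 41.7
```

```bash
python3 g.py 485 74.5 193 5
python3 - <<'E'
from m import *
im=crop("side","s8.png",(200,190,320,290),6)
E
```

```text
t 7.20 pos [484.3  75.7 194.5] yaw 5.03 tilt [-1.8e+02  1.1e-01] q [-0.    0.56  1.86 -0.    0.72  1.48] F [ 0.1  0.  -2.9] w 41.7
twist 0.03 tool off 0.6 1.2 1.5
```

View pics/s8.png

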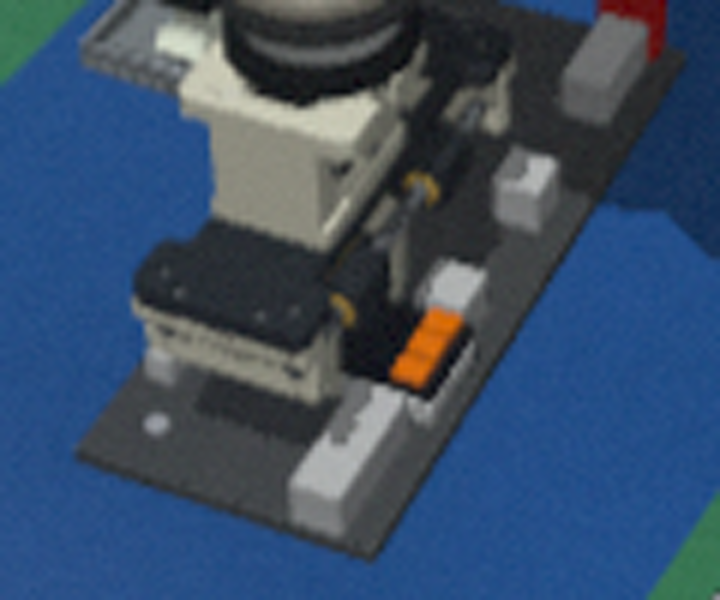

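Emit:
{"name": "play_rows", "arguments": {"commands": [{"offset": [0, 0, 0.0015], "twist": 0}, {"offset": [0, 0, 0], "twist": 0}, {"offset": [0.003, 0, 0], "twist": 0}, {"offset": [0.002, 0, 0], "twist": 0}]}}

```text
time: 7.65
tool_pos: [490.1, 76.1, 194.2]
tcp_rot: [3.141, -0.001, 0.088]
contact_force: [0.2, 0.7, -1.6]
grip_width: 41.8
```

Emit:
{"name": "play_rows", "arguments": {"commands": [{"offset": [0.001, 0, 0], "twist": 0}, {"offset": [0.001, 0, 0], "twist": 0}]}}

```text
time: 7.85
tool_pos: [491.8, 76.2, 194.0]
tcp_rot: [3.141, -0.0, 0.088]
contact_force: [-0.3, 0.1, -2.5]
grip_width: 41.7
```

Emit:
{"name": "play_rows", "arguments": {"commands": [{"offset": [0.001, 0, 0], "twist": 0}, {"offset": [0.001, 0, 0], "twist": 0}]}}

```text
time: 8.05
tool_pos: [493.3, 76.4, 193.8]
tcp_rot: [-3.142, 0.002, 0.088]
contact_force: [-3.5, -1.1, -0.2]
grip_width: 41.4
```

Emit:
{"name": "play_rows", "arguments": {"commands": [{"offset": [0.0005, 0, 0], "twist": 0}, {"offset": [0, 0, 0], "twist": 0}]}}

```text
time: 8.25
tool_pos: [493.4, 76.4, 193.6]
tcp_rot: [-3.142, 0.003, 0.088]
contact_force: [-4.6, -0.8, -1.3]
grip_width: 41.9
```

Emit:
{"name": "play_rows", "arguments": {"commands": [{"offset": [0.0005, 0, 0], "twist": 0}, {"offset": [0, 0, 0], "twist": 0}]}}

```text
time: 8.45
tool_pos: [493.6, 76.5, 193.6]
tcp_rot: [-3.141, 0.004, 0.088]
contact_force: [-6.9, -1.2, -0.5]
grip_width: 41.3
```

Emit:
{"name": "play_rows", "arguments": {"commands": [{"offset": [0, 0, 0.001], "twist": 0}, {"offset": [0, 0, 0.0005], "twist": 0}]}}

```text
time: 8.65
tool_pos: [493.6, 76.5, 192.3]
tcp_rot: [-3.141, 0.003, 0.088]
contact_force: [-9.1, -0.5, 9.0]
grip_width: 41.8
```

Emit:
{"name": "play_rows", "arguments": {"commands": [{"offset": [0.0004, 0, 0.0004], "twist": 0}, {"offset": [0, 0, 0], "twist": 0}]}}

```text
time: 8.85
tool_pos: [493.7, 76.5, 192.3]
tcp_rot: [-3.141, 0.004, 0.088]
contact_force: [-9.8, -2.7, 10.0]
grip_width: 41.6
```

Emit:
{"name": "play_rows", "arguments": {"commands": [{"offset": [0, 0, 0], "twist": 0}, {"offset": [0, 0, 0], "twist": 0}, {"offset": [0, 0, -0.01], "twist": 0}, {"offset": [0, 0, -0.04], "twist": 0}, {"offset": [0, 0, -0.04], "twist": 0}], "jaw": 90}}

```text
time: 9.35
tool_pos: [495.1, 76.5, 283.2]
tcp_rot: [-3.142, 0.001, 0.088]
contact_force: [0.8, 0.2, -0.2]
grip_width: 59.5
```

Emit:
{"name": "play_rows", "arguments": {"commands": [{"offset": [0, 0.045, 0], "twist": 0}, {"offset": [0, 0.045, 0], "twist": 0}, {"offset": [0, 0.045, 0], "twist": 0}, {"offset": [0, 0.045, 0], "twist": 0}, {"offset": [0, 0, 0], "twist": 0}]}}

```text
time: 9.85
tool_pos: [511.6, -107.6, 283.1]
tcp_rot: [3.139, -0.003, 0.082]
contact_force: [0.0, 0.8, 0.6]
grip_width: 59.1
```

Run:
```python
from m import *
im=crop("top","t9.png",(180,120,340,250),5)
packs(im)
im=crop("side","s9.png",(190,150,340,290),5)
```

```text
no dark [416.2        130.34545455]
pack px [424. 207.] centre [ 523.2 -443. ] size [39.1 93.8] yaw -44.3 seam [ 495.1 -415.9] c-from-seam [ 522.3 -442.4]
pack px [226. 227.] centre [495.4  70.6] size [93.1 54.1] yaw 5.4 seam [457.3  71. ] c-from-seam [495.1  74.6]
no dark [461.58333333 258.        ]
pack px [378. 283.] centre [ 340.2 -321.4] size [43.2 92.4] yaw -47.7 seam [ 313.8 -291.7] c-from-seam [ 339.4 -319.8]
```

View pics/s9.png

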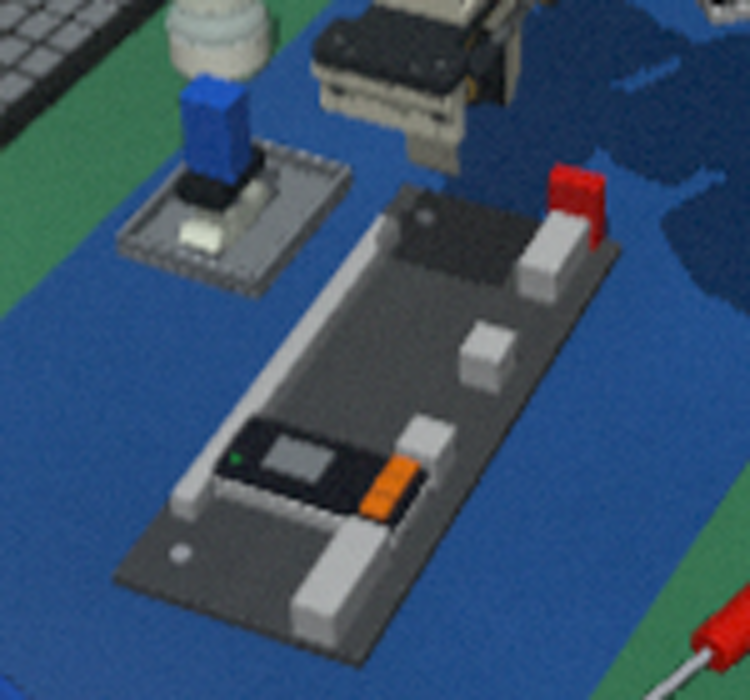

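View pics/t9.png

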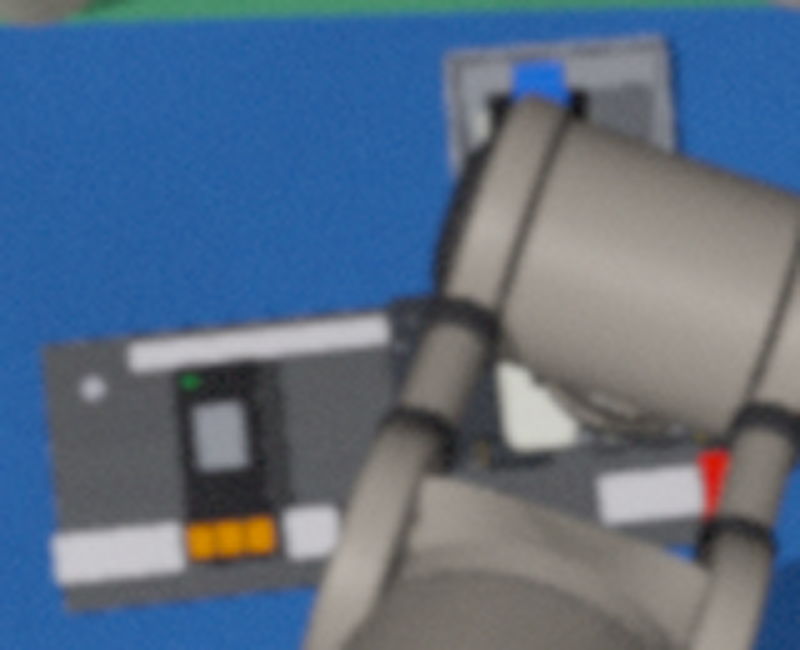

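Emit:
{"name": "play_rows", "arguments": {"commands": [{"offset": [0, 0, 0], "twist": 8.5}, {"offset": [0, 0, 0], "twist": 8.5}, {"offset": [0, 0, 0], "twist": 8.5}, {"offset": [0, 0, 0], "twist": 8.5}, {"offset": [0, 0, 0], "twist": 8.5}], "jaw": 60}}

```text
time: 10.45
tool_pos: [510.8, -101.0, 282.4]
tcp_rot: [-3.141, -0.0, -0.658]
contact_force: [-0.4, -0.2, -0.1]
grip_width: 70.1
```

Emit:
{"name": "play_rows", "arguments": {"commands": [{"offset": [0, 0, 0], "twist": 6.5}, {"offset": [0, 0, 0], "twist": 0}]}}

```text
time: 10.65
tool_pos: [510.8, -101.2, 282.4]
tcp_rot: [-3.141, -0.0, -0.766]
contact_force: [0.3, 0.1, 0.7]
grip_width: 69.9
```

```bash
python3 g.py 521.5 -441.5 283 -44.3
```

```text
t 10.65 pos [ 510.8 -101.2  282.4] yaw -43.91 tilt [-1.7999e+02 -1.0000e-02] q [-0.34  0.47  1.7   0.    0.97  1.99] F [0.3 0.1 0.7] w 69.9
twist 0.39 tool off 245.3 236.1 -0.6
```

Emit:
{"name": "play_rows", "arguments": {"commands": [{"offset": [0.035, 0.034, 0], "twist": 0.4}, {"offset": [0.035, 0.034, 0], "twist": 0}, {"offset": [0.035, 0.034, 0], "twist": 0}, {"offset": [0.035, 0.034, 0], "twist": 0}, {"offset": [0.035, 0.034, 0], "twist": 0}]}}

```text
time: 11.15
tool_pos: [517.7, -347.4, 282.4]
tcp_rot: [-3.141, -0.0, -0.77]
contact_force: [0.5, 0.6, -0.1]
grip_width: 70.1
```

Emit:
{"name": "play_rows", "arguments": {"commands": [{"offset": [0.035, 0.034, 0.0], "twist": 0}, {"offset": [0.035, 0.032, 0.03], "twist": 0}, {"offset": [0, 0, 0.03], "twist": 0}, {"offset": [0, 0, 0], "twist": 0}, {"offset": [0, 0, 0], "twist": 0}]}}

```text
time: 11.65
tool_pos: [521.5, -436.4, 225.3]
tcp_rot: [-3.141, 0.002, -0.771]
contact_force: [0.4, -0.5, 0.8]
grip_width: 70.1
```

```bash
python3 g.py 521.5 -441.5 184 -44.3
python3 - <<'E'
from m import *
im=crop("side","s10.png",(280,90,400,180),6)
E
```

```text
t 11.65 pos [ 521.5 -436.4  225.3] yaw -44.20 tilt [-1.7998e+02  1.0000e-01] q [-0.81  0.79  1.25  0.    1.1   1.53] F [ 0.4 -0.5  0.8] w 70.1
twist 0.10 tool off 3.6 3.6 41.3
```

View pics/s10.png

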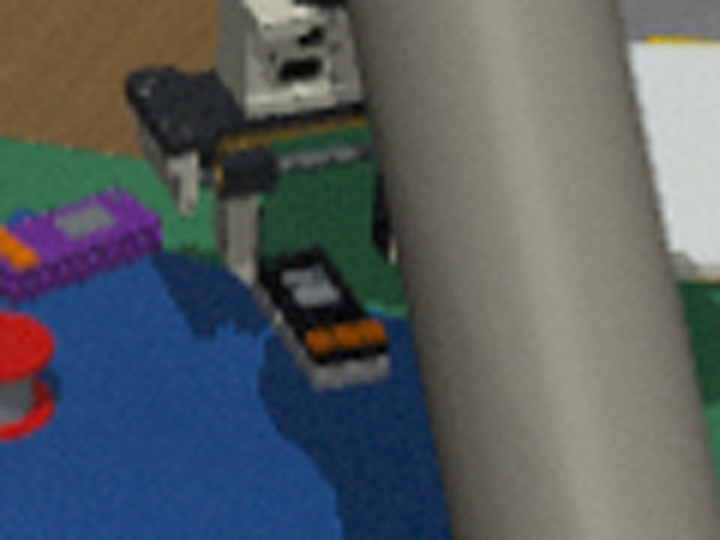

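Emit:
{"name": "play_rows", "arguments": {"commands": [{"offset": [0.0035, 0.0035, 0.02], "twist": 0}, {"offset": [0, 0, 0.015], "twist": 0}, {"offset": [0, 0, 0.0065], "twist": 0}, {"offset": [0, 0, 0], "twist": 0}]}}

```text
time: 12.1
tool_pos: [521.1, -441.8, 183.3]
tcp_rot: [-3.141, 0.002, -0.773]
contact_force: [-0.4, -0.9, -0.7]
grip_width: 70.4
```

Emit:
{"name": "play_rows", "arguments": {"commands": [{"offset": [0, 0, 0], "twist": 0}, {"offset": [0, 0, 0], "twist": 0}, {"offset": [0, 0, 0], "twist": 0}, {"offset": [0, 0, 0], "twist": 0}], "jaw": 255}}

```text
time: 12.5
tool_pos: [521.0, -442.7, 184.3]
tcp_rot: [3.141, -0.001, -0.775]
contact_force: [-0.0, -0.2, 0.1]
grip_width: 43.0
```

Emit:
{"name": "play_rows", "arguments": {"commands": [{"offset": [0, 0, -0.02], "twist": 0}, {"offset": [0, 0, -0.04], "twist": 0}, {"offset": [0, 0, -0.04], "twist": 0}, {"offset": [0, 0, 0], "twist": 0}]}}

```text
time: 12.9
tool_pos: [522.0, -443.6, 290.7]
tcp_rot: [3.141, -0.012, -0.775]
contact_force: [0.1, -0.6, -1.4]
grip_width: 41.8
```

```bash
python3 g.py 493 -1.5 284 -44.3
```

```text
t 12.90 pos [ 522.  -443.6  290.7] yaw -44.38 tilt [179.97  -0.68] q [-0.82  0.73  1.18 -0.    1.22  1.53] F [ 0.1 -0.6 -1.4] w 41.8
twist -0.08 tool off -329.5 -296.2 6.7
```

Emit:
{"name": "play_rows", "arguments": {"commands": [{"offset": [-0.036, -0.0325, 0], "twist": 0}, {"offset": [-0.036, -0.0325, 0], "twist": 0}, {"offset": [-0.036, -0.0325, 0], "twist": 0}, {"offset": [-0.036, -0.0325, 0], "twist": 0}, {"offset": [-0.036, -0.0325, 0], "twist": 0}]}}

```text
time: 13.4
tool_pos: [505.2, -198.6, 283.1]
tcp_rot: [3.141, 0.001, -0.775]
contact_force: [0.7, -0.2, -2.6]
grip_width: 41.9
```

Emit:
{"name": "play_rows", "arguments": {"commands": [{"offset": [-0.036, -0.0325, 0], "twist": 0}, {"offset": [-0.036, -0.0325, 0], "twist": 0}, {"offset": [-0.036, -0.0325, 0], "twist": 0}, {"offset": [-0.036, -0.0325, 0], "twist": 0}, {"offset": [0, 0, 0], "twist": -8.5}]}}

```text
time: 13.9
tool_pos: [492.6, -1.9, 283.1]
tcp_rot: [-3.142, 0.003, -0.621]
contact_force: [0.0, -1.4, -1.6]
grip_width: 41.7
```

Emit:
{"name": "play_rows", "arguments": {"commands": [{"offset": [0, 0, 0], "twist": -8.5}, {"offset": [0, 0, 0], "twist": -8.5}, {"offset": [0, 0, 0], "twist": -8.5}, {"offset": [0, 0, 0], "twist": -8.5}, {"offset": [0, 0, 0], "twist": -6.8}]}}

```text
time: 14.4
tool_pos: [493.6, -6.9, 283.1]
tcp_rot: [-3.141, 0.001, 0.092]
contact_force: [0.2, 0.2, -1.0]
grip_width: 41.9
```

Emit:
{"name": "play_rows", "arguments": {"commands": [{"offset": [0, 0, 0], "twist": 0}, {"offset": [0, 0, 0], "twist": 0}]}}

```text
time: 14.6
tool_pos: [493.8, -6.9, 283.4]
tcp_rot: [-3.141, 0.001, 0.083]
contact_force: [0.1, 0.2, -2.0]
grip_width: 41.6
```

```bash
python3 g.py 491.8 -1.7 220 5
```

```text
t 14.60 pos [493.8  -6.9 283.4] yaw 4.73 tilt [-1.7999e+02  4.0000e-02] q [-0.17  0.42  1.78 -0.    0.94  1.32] F [ 0.1  0.2 -2. ] w 41.6
twist -0.27 tool off -1.5 -5.4 63.4
```

Emit:
{"name": "play_rows", "arguments": {"commands": [{"offset": [-0.0015, -0.0055, 0.035], "twist": -0.3}, {"offset": [0, 0, 0.025], "twist": 0}, {"offset": [0, 0, 0.003], "twist": 0}, {"offset": [0, 0, 0], "twist": 0}, {"offset": [0, 0, 0], "twist": 0}]}}

```text
time: 15.1
tool_pos: [492.6, -1.7, 221.9]
tcp_rot: [3.141, -0.002, 0.09]
contact_force: [0.5, 0.4, -1.6]
grip_width: 41.9
```

```bash
python3 g.py 491.8 -1.7 195 5
python3 - <<'E'
from m import *
im=crop("side","s11.png",(200,180,320,280),6)
E
```

```text
t 15.10 pos [492.6  -1.7 221.9] yaw 5.17 tilt [ 1.7997e+02 -1.1000e-01] q [-0.16  0.52  1.84 -0.    0.79  1.32] F [ 0.5  0.4 -1.6] w 41.9
twist 0.17 tool off -0.8 -0.1 26.9
```

View pics/s11.png

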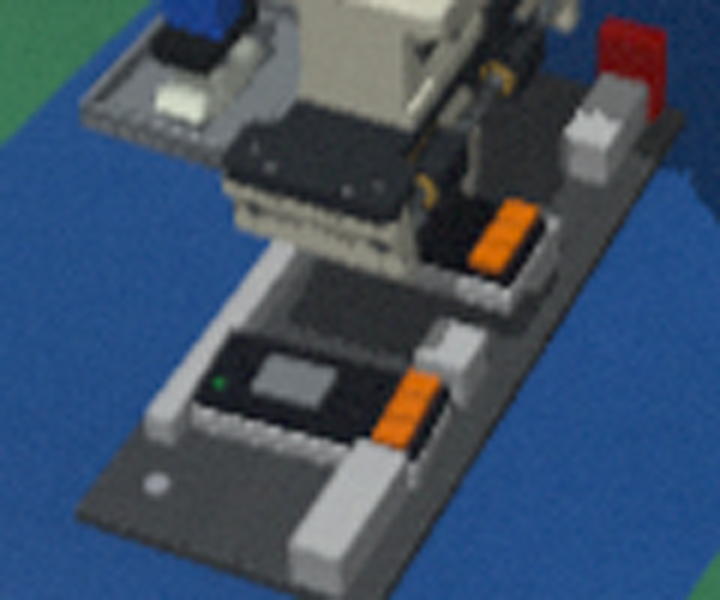

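Emit:
{"name": "play_rows", "arguments": {"commands": [{"offset": [0, 0, 0.015], "twist": 0}, {"offset": [0, 0, 0.01], "twist": 0}, {"offset": [0, 0, 0.003], "twist": 0}, {"offset": [0.002, 0, 0], "twist": 0}, {"offset": [0.002, 0, 0], "twist": 0}]}}

```text
time: 15.65
tool_pos: [496.4, -1.3, 193.2]
tcp_rot: [3.141, -0.001, 0.091]
contact_force: [-0.2, -0.1, -1.9]
grip_width: 41.8
```

Emit:
{"name": "play_rows", "arguments": {"commands": [{"offset": [0.001, 0, 0], "twist": 0}, {"offset": [0.001, 0, 0], "twist": 0}]}}

```text
time: 15.85
tool_pos: [498.2, -1.0, 193.1]
tcp_rot: [3.141, -0.001, 0.091]
contact_force: [-0.6, -0.0, -1.7]
grip_width: 41.6
```

Emit:
{"name": "play_rows", "arguments": {"commands": [{"offset": [0.001, 0, 0], "twist": 0}, {"offset": [0.001, 0, 0], "twist": 0}]}}

```text
time: 16.05
tool_pos: [500.0, -0.9, 192.9]
tcp_rot: [3.141, -0.0, 0.091]
contact_force: [0.2, 0.7, -2.6]
grip_width: 41.7
```

Emit:
{"name": "play_rows", "arguments": {"commands": [{"offset": [0.001, 0, 0], "twist": 0}, {"offset": [0.0005, 0, 0], "twist": 0}]}}

```text
time: 16.25
tool_pos: [501.1, -0.7, 192.7]
tcp_rot: [-3.141, 0.002, 0.091]
contact_force: [-3.4, 0.0, 0.1]
grip_width: 41.4
```

Emit:
{"name": "play_rows", "arguments": {"commands": [{"offset": [0.0005, 0, 0], "twist": 0}, {"offset": [0.0005, 0, 0], "twist": 0}]}}

```text
time: 16.45
tool_pos: [501.5, -0.6, 192.5]
tcp_rot: [-3.141, 0.004, 0.091]
contact_force: [-7.0, -0.7, 2.1]
grip_width: 41.4
```

Emit:
{"name": "play_rows", "arguments": {"commands": [{"offset": [0, 0, 0.0006], "twist": 0}, {"offset": [0.0003, 0, 0], "twist": 0}]}}

```text
time: 16.65
tool_pos: [501.5, -0.6, 192.3]
tcp_rot: [-3.141, 0.004, 0.091]
contact_force: [-9.4, -1.4, 7.6]
grip_width: 42.0
```

Emit:
{"name": "play_rows", "arguments": {"commands": [{"offset": [0, 0, 0], "twist": 0}, {"offset": [0, 0, 0], "twist": 0}, {"offset": [0, 0, -0.01], "twist": 0}, {"offset": [0, 0, -0.04], "twist": 0}, {"offset": [0, 0, -0.04], "twist": 0}], "jaw": 95}}

```text
time: 17.15
tool_pos: [502.7, -0.6, 283.4]
tcp_rot: [-3.141, 0.001, 0.091]
contact_force: [0.9, 0.4, 0.1]
grip_width: 57.8
```

Emit:
{"name": "play_rows", "arguments": {"commands": [{"offset": [-0.02, 0.045, 0], "twist": 0}, {"offset": [-0.02, 0.045, 0], "twist": 0}, {"offset": [-0.02, 0.045, 0], "twist": 0}, {"offset": [-0.02, 0.045, 0], "twist": 0}, {"offset": [0, 0, 0], "twist": 0}]}}

```text
time: 17.65
tool_pos: [438.3, -192.0, 283.3]
tcp_rot: [3.139, -0.002, 0.085]
contact_force: [-0.4, 0.3, -0.1]
grip_width: 57.6
```

Emit:
{"name": "play_rows", "arguments": {"commands": [{"offset": [0, 0, 0], "twist": 8.5}, {"offset": [0, 0, 0], "twist": 8.5}, {"offset": [0, 0, 0], "twist": 8.5}, {"offset": [0, 0, 0], "twist": 8.5}, {"offset": [0, 0, 0], "twist": 8.5}], "jaw": 60}}

```text
time: 18.15
tool_pos: [439.9, -186.5, 282.9]
tcp_rot: [-3.141, -0.001, -0.656]
contact_force: [-0.4, 0.0, 0.6]
grip_width: 69.9
```

```bash
python3 - <<'E'
from m import *
im=crop("top","t12.png",(180,120,400,310),3.6)
packs(im)
im=crop("side","s12.png",(190,130,380,290),4)
E
python3 g.py 338 -319.5 283 -47.6
```

```text
no dark [416.2962963  130.22222222]
pack px [258. 224.] centre [502.3  -6.5] size [93.1 52.6] yaw 5.8 seam [463.9  -5.3] c-from-seam [501.7  -1.4]
pack px [225. 228.] centre [494.7  76. ] size [93.4 53.7] yaw 8.1 seam [455.8  73.5] c-from-seam [493.4  78.8]
no dark [461.54237288 258.03389831]
no dark [380.76744186 285.93023256]
t 18.25 pos [ 439.9 -186.5  282.8] yaw -37.32 tilt [-1.7999e+02 -6.0000e-02] q [-0.56  0.4   1.82  0.    0.92  1.66] F [-0.2 -0.1 -0.1] w 69.9
twist 10.28 tool off 29.5 164.9 -0.2
```

View pics/s12.png

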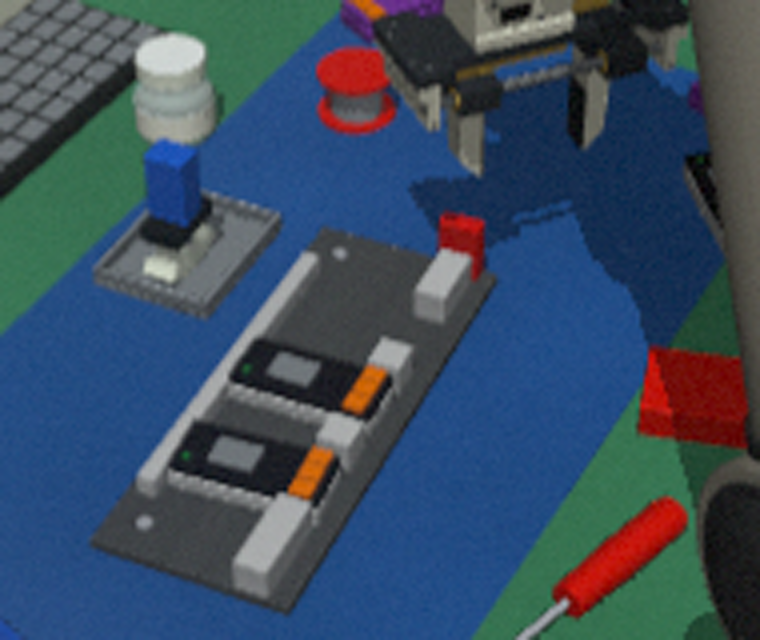

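View pics/t12.png

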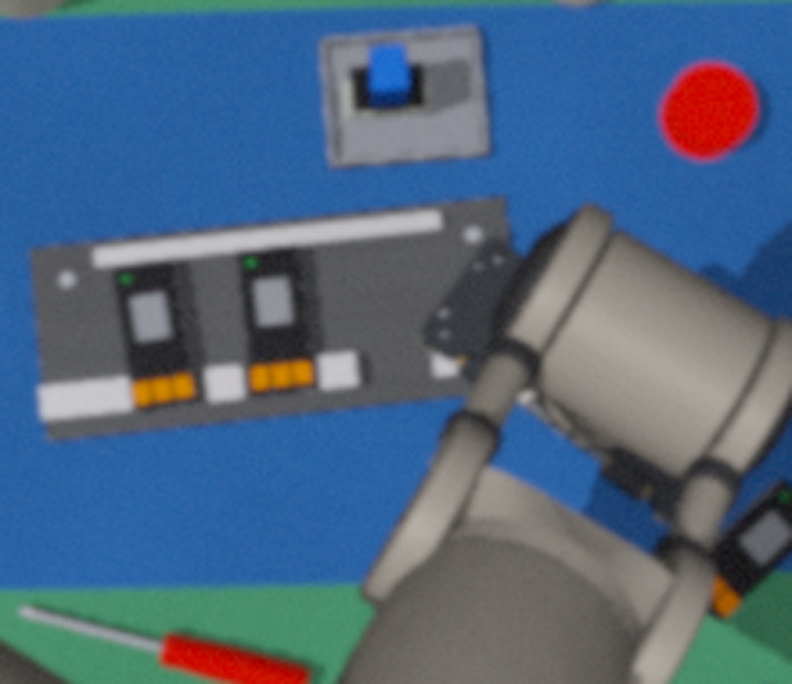

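Emit:
{"name": "play_rows", "arguments": {"commands": [{"offset": [0, 0, 0], "twist": 5.1}, {"offset": [0, 0, 0], "twist": 5.2}, {"offset": [0.007, 0.041, 0], "twist": 0}, {"offset": [0.007, 0.041, 0], "twist": 0}, {"offset": [0.007, 0.041, 0], "twist": 0}]}}

```text
time: 18.75
tool_pos: [362.5, -286.0, 282.7]
tcp_rot: [-3.141, -0.001, -0.824]
contact_force: [0.6, 0.4, -0.6]
grip_width: 70.3
```

Emit:
{"name": "play_rows", "arguments": {"commands": [{"offset": [0.007, 0.041, 0], "twist": 0}, {"offset": [0, 0, 0.02], "twist": 0}, {"offset": [0, 0, 0.02], "twist": 0}, {"offset": [0, 0, 0], "twist": 0}, {"offset": [0, 0, 0], "twist": 0}]}}

```text
time: 19.25
tool_pos: [337.7, -318.3, 242.6]
tcp_rot: [-3.142, 0.0, -0.828]
contact_force: [0.6, -0.2, 0.5]
grip_width: 70.1
```

```bash
python3 g.py 338 -319.5 184 -47.6
python3 - <<'E'
from m import *
im=crop("side","s13.png",(300,110,480,250),4)
im=crop("top","t13.png",(330,210,450,310),6)
E
```

```text
t 19.25 pos [ 337.7 -318.3  242.6] yaw -47.42 tilt [-1.8e+02  1.0e-02] q [-0.92  0.44  1.9   0.    0.8   1.48] F [ 0.6 -0.2  0.5] w 70.1
twist 0.18 tool off 1.1 0.6 58.6
```

View pics/s13.png

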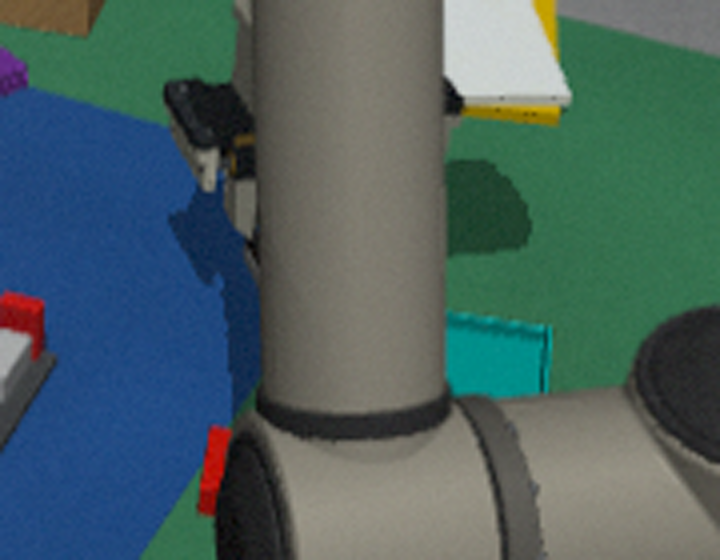

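View pics/t13.png

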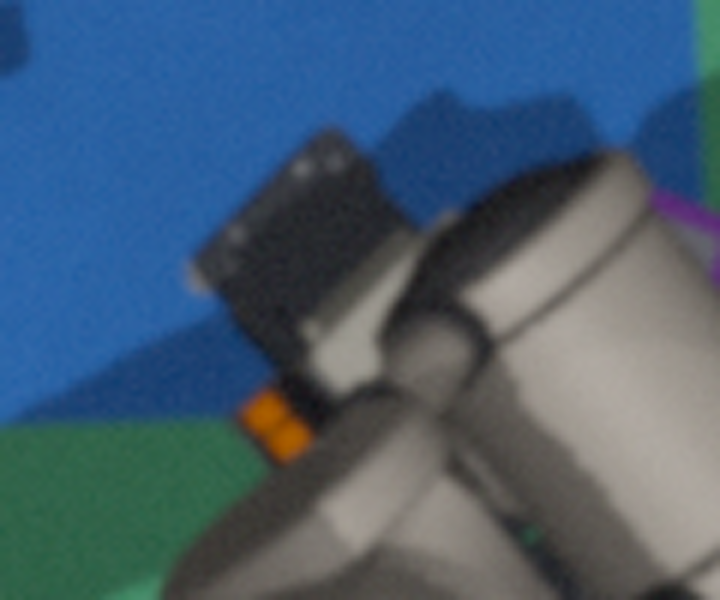

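Emit:
{"name": "play_rows", "arguments": {"commands": [{"offset": [0.001, 0, 0.03], "twist": 0.2}, {"offset": [0, 0, 0.02], "twist": 0}, {"offset": [0, 0, 0.0085], "twist": 0}, {"offset": [0, 0, 0], "twist": 0}]}}

```text
time: 19.75
tool_pos: [338.2, -319.0, 183.6]
tcp_rot: [-3.142, 0.001, -0.833]
contact_force: [0.1, -0.0, 0.1]
grip_width: 70.1
```

Emit:
{"name": "play_rows", "arguments": {"commands": [{"offset": [0, 0, 0], "twist": 0}, {"offset": [0, 0, 0], "twist": 0}, {"offset": [0, 0, 0], "twist": 0}, {"offset": [0, 0, 0], "twist": 0}], "jaw": 255}}

```text
time: 20.15
tool_pos: [338.1, -319.4, 184.3]
tcp_rot: [3.141, -0.001, -0.834]
contact_force: [-0.1, 0.4, 0.7]
grip_width: 42.8
```

Emit:
{"name": "play_rows", "arguments": {"commands": [{"offset": [0, 0, -0.02], "twist": 0}, {"offset": [0, 0, -0.04], "twist": 0}, {"offset": [0, 0, -0.04], "twist": 0}, {"offset": [0, 0, 0], "twist": 0}]}}

```text
time: 20.55
tool_pos: [338.8, -320.2, 288.3]
tcp_rot: [3.141, -0.01, -0.834]
contact_force: [-0.2, -1.1, -1.8]
grip_width: 42.0
```

```bash
python3 g.py 498.4 -77.4 284 -47.6
```

```text
t 20.55 pos [ 338.8 -320.2  288.3] yaw -47.77 tilt [179.95  -0.55] q [-0.92  0.37  1.85 -0.    0.91  1.48] F [-0.2 -1.1 -1.8] w 42.0
twist -0.17 tool off -71.7 -281.6 4.3
```

Emit:
{"name": "play_rows", "arguments": {"commands": [{"offset": [-0.012, -0.047, 0], "twist": 0}, {"offset": [-0.012, -0.047, 0], "twist": 0}, {"offset": [-0.012, -0.047, 0], "twist": 0}, {"offset": [-0.012, -0.047, 0], "twist": 0}, {"offset": [-0.012, -0.047, 0], "twist": 0}]}}

```text
time: 21.05
tool_pos: [472.1, -114.9, 282.9]
tcp_rot: [3.141, 0.001, -0.834]
contact_force: [0.2, -0.1, -1.7]
grip_width: 41.7
```

Emit:
{"name": "play_rows", "arguments": {"commands": [{"offset": [-0.012, -0.0465, 0], "twist": 0}, {"offset": [0, 0, 0], "twist": -8.5}, {"offset": [0, 0, 0], "twist": -8.5}, {"offset": [0, 0, 0], "twist": -8.5}, {"offset": [0, 0, 0], "twist": -8.5}]}}

```text
time: 21.55
tool_pos: [497.7, -76.3, 282.6]
tcp_rot: [-3.142, 0.002, -0.234]
contact_force: [0.4, -0.6, -2.2]
grip_width: 41.8
```

Emit:
{"name": "play_rows", "arguments": {"commands": [{"offset": [0, 0, 0], "twist": -8.5}, {"offset": [0, 0, 0], "twist": -8.5}, {"offset": [0, 0, 0], "twist": -1.8}, {"offset": [0, 0, 0], "twist": 0}, {"offset": [0, 0, 0], "twist": 0}]}}

```text
time: 22.05
tool_pos: [497.8, -76.6, 283.0]
tcp_rot: [-3.141, 0.001, 0.086]
contact_force: [0.5, 0.3, -2.8]
grip_width: 41.5
```

```bash
python3 g.py 498.4 -77.4 221 5
```

```text
t 22.05 pos [497.8 -76.6 283. ] yaw 4.95 tilt [-1.7998e+02  7.0000e-02] q [-0.3   0.44  1.75 -0.    0.95  1.18] F [ 0.5  0.3 -2.8] w 41.5
twist -0.05 tool off 0.5 0.8 62.0
```

Emit:
{"name": "play_rows", "arguments": {"commands": [{"offset": [0, 0.001, 0.035], "twist": 0}, {"offset": [0, 0, 0.027], "twist": 0}, {"offset": [0, 0, 0], "twist": 0}, {"offset": [0, 0, 0], "twist": 0}]}}

```text
time: 22.45
tool_pos: [498.2, -77.7, 221.8]
tcp_rot: [-3.141, 0.001, 0.087]
contact_force: [0.2, -0.2, -1.7]
grip_width: 41.7
```

```bash
python3 g.py 498.4 -77.4 195 5
python3 - <<'E'
from m import *
im=crop("side","s14.png",(200,170,320,270),6)
E
```

```text
t 22.45 pos [498.2 -77.7 221.8] yaw 4.99 tilt [-1.7998e+02  5.0000e-02] q [-0.31  0.53  1.8  -0.    0.8   1.18] F [ 0.2 -0.2 -1.7] w 41.7
twist -0.01 tool off 0.2 -0.3 26.8
```

View pics/s14.png

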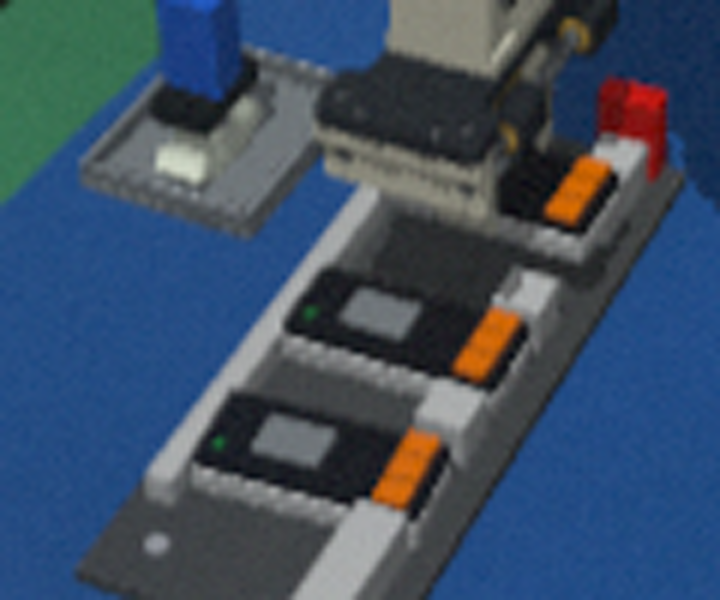

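Emit:
{"name": "play_rows", "arguments": {"commands": [{"offset": [0, 0, 0.015], "twist": 0}, {"offset": [0, 0, 0.01], "twist": 0}, {"offset": [0, 0, 0.003], "twist": 0}, {"offset": [0.002, 0, 0], "twist": 0}, {"offset": [0.002, 0, 0], "twist": 0}]}}

```text
time: 23.0
tool_pos: [502.5, -77.4, 194.3]
tcp_rot: [3.141, -0.001, 0.088]
contact_force: [-0.8, 1.3, -1.3]
grip_width: 41.8
```

Emit:
{"name": "play_rows", "arguments": {"commands": [{"offset": [0.001, 0, 0], "twist": 0}, {"offset": [0.001, 0, 0], "twist": 0}]}}

```text
time: 23.2
tool_pos: [504.4, -77.2, 194.1]
tcp_rot: [3.141, -0.001, 0.088]
contact_force: [0.5, 0.0, -2.4]
grip_width: 41.8
```

Emit:
{"name": "play_rows", "arguments": {"commands": [{"offset": [0.001, 0, 0], "twist": 0}, {"offset": [0.001, 0, 0], "twist": 0}]}}

```text
time: 23.4
tool_pos: [506.2, -77.0, 193.8]
tcp_rot: [3.141, -0.0, 0.088]
contact_force: [0.2, 0.2, -1.3]
grip_width: 42.1
```

Emit:
{"name": "play_rows", "arguments": {"commands": [{"offset": [0.0007, 0, 0.0003], "twist": 0}, {"offset": [0.0007, 0, 0.0003], "twist": 0}]}}

```text
time: 23.6
tool_pos: [507.3, -76.9, 193.0]
tcp_rot: [-3.141, 0.001, 0.088]
contact_force: [-3.1, -0.9, -1.2]
grip_width: 41.9
```

Emit:
{"name": "play_rows", "arguments": {"commands": [{"offset": [0.0006, 0, 0.0003], "twist": 0}, {"offset": [0.0006, 0, 0.0003], "twist": 0}]}}

```text
time: 23.8
tool_pos: [507.7, -76.7, 192.4]
tcp_rot: [-3.141, 0.004, 0.088]
contact_force: [-8.7, -1.3, 7.5]
grip_width: 42.0
```

Emit:
{"name": "play_rows", "arguments": {"commands": [{"offset": [0, 0, 0], "twist": 0}, {"offset": [0, 0, 0], "twist": 0}, {"offset": [0, 0, -0.01], "twist": 0}, {"offset": [0, 0, -0.04], "twist": 0}, {"offset": [0, 0, -0.04], "twist": 0}], "jaw": 112}}

```text
time: 24.3
tool_pos: [508.6, -76.7, 283.7]
tcp_rot: [-3.141, 0.001, 0.088]
contact_force: [0.3, -0.3, -0.4]
grip_width: 51.6
```

Emit:
{"name": "play_rows", "arguments": {"commands": [{"offset": [0, 0.045, -0.02], "twist": 0}, {"offset": [0, 0.045, 0], "twist": 0}, {"offset": [0, 0.045, 0], "twist": 0}, {"offset": [0, 0.045, 0], "twist": 0}, {"offset": [0, 0, 0], "twist": 0}]}}

```text
time: 24.8
tool_pos: [524.5, -261.0, 303.5]
tcp_rot: [3.138, -0.003, 0.083]
contact_force: [1.3, 0.3, 0.1]
grip_width: 51.4
```

Run:
```python
from m import *
im=crop("top","t15.png",(180,165,340,255),5)
packs(im); cv2.imwrite("pics/t15raw.png",im[:,:,::-1])
im=crop("side","s15.png",(200,170,330,290),6)
```

```text
no dark [416.27586207 130.27586207]
pack px [289. 220.] centre [509.1 -82.8] size [92.7 53.4] yaw 3.9 seam [470.4 -81.5] c-from-seam [508.3 -78.9]
pack px [258. 224.] centre [502.4  -6.4] size [93.5 53. ] yaw 5.6 seam [463.8  -5.3] c-from-seam [501.6  -1.6]
pack px [225. 228.] centre [493.1  76. ] size [96.8 55.4] yaw 7.3 seam [455.7  73.5] c-from-seam [493.4  78.4]
no dark [461.46031746 258.0952381 ]
```

View pics/s15.png

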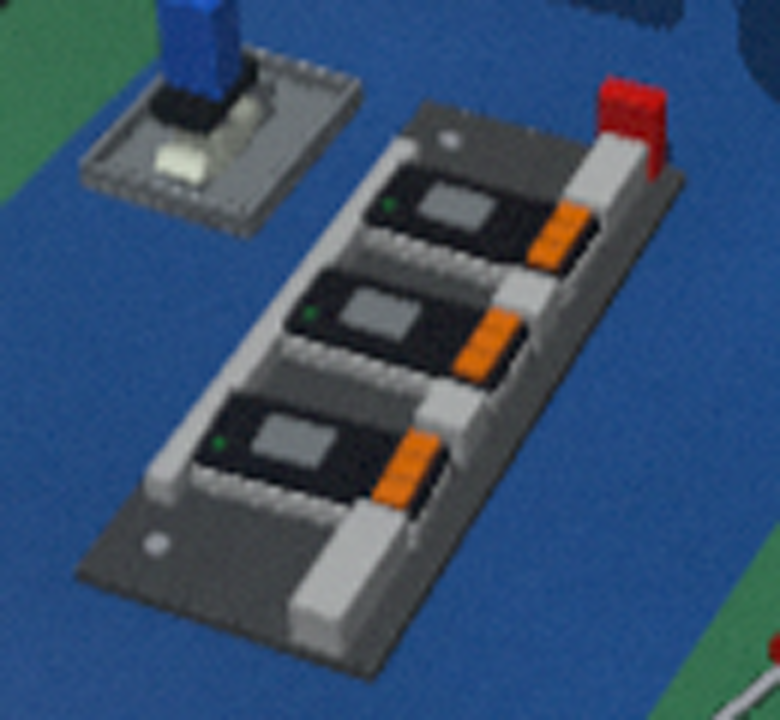

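View pics/t15.png

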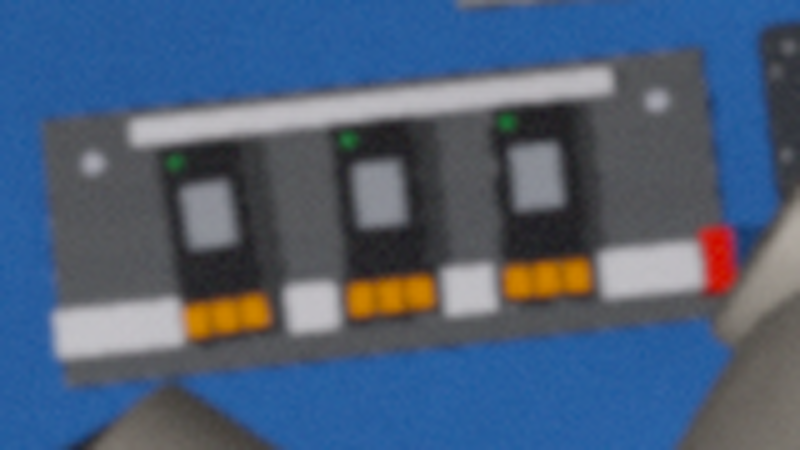

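```bash
python3 g.py 493.5 79 283 8
```

```text
t 24.90 pos [ 524.2 -256.8  302.8] yaw 4.90 tilt [-1.8e+02 -2.0e-02] q [-0.59  0.54  1.5   0.    1.1   0.9 ] F [-0.2  0.2 -0.2] w 51.2
twist -3.10 tool off 16.3 -336.8 19.8
```

Emit:
{"name": "play_rows", "arguments": {"commands": [{"offset": [0, 0, 0], "twist": -3.1}, {"offset": [0.003, -0.048, 0], "twist": 0}, {"offset": [0.003, -0.048, 0], "twist": 0}, {"offset": [0.003, -0.048, 0], "twist": 0}, {"offset": [0.003, -0.048, 0], "twist": 0}], "jaw": 92}}

```text
time: 25.4
tool_pos: [508.2, -61.0, 303.0]
tcp_rot: [-3.141, -0.0, 0.143]
contact_force: [0.8, 1.0, 0.3]
grip_width: 58.6
```

Emit:
{"name": "play_rows", "arguments": {"commands": [{"offset": [0.003, -0.048, 0.0], "twist": 0}, {"offset": [0.002, -0.048, 0.0], "twist": 0}, {"offset": [0, -0.048, 0.0], "twist": 0}, {"offset": [0, 0, 0.02], "twist": 0}, {"offset": [0, 0, 0.03], "twist": 0}]}}

```text
time: 25.9
tool_pos: [493.2, 82.3, 254.0]
tcp_rot: [3.141, -0.005, 0.147]
contact_force: [0.1, 0.4, -0.5]
grip_width: 58.6
```

Emit:
{"name": "play_rows", "arguments": {"commands": [{"offset": [0, 0, 0], "twist": 0}, {"offset": [0, 0, 0], "twist": 0}]}}

```text
time: 26.1
tool_pos: [493.4, 79.8, 253.0]
tcp_rot: [-3.141, 0.001, 0.143]
contact_force: [0.3, -0.5, 0.4]
grip_width: 58.4
```

```bash
python3 g.py 493.5 79 193 8
python3 - <<'E'
from m import *
im=crop("side","s16.png",(200,170,330,290),6)
im=crop("top","t16.png",(180,165,340,255),5)
E
```

```text
t 26.10 pos [493.4  79.8 253. ] yaw 8.19 tilt [-1.7999e+02  5.0000e-02] q [0.01 0.48 1.79 0.   0.87 1.43] F [ 0.3 -0.5  0.4] w 58.4
twist 0.19 tool off 0.0 0.8 60.0
```

View pics/s16.png

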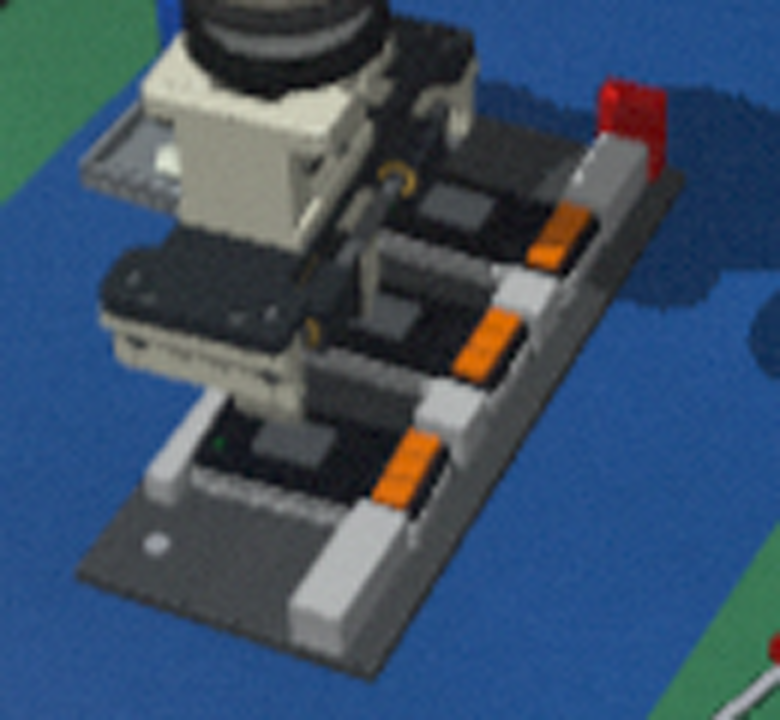

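Emit:
{"name": "play_rows", "arguments": {"commands": [{"offset": [0, 0, 0.02], "twist": 0}, {"offset": [0, 0, 0.013], "twist": 0}, {"offset": [0, 0, 0], "twist": 0}]}}

```text
time: 26.5
tool_pos: [493.7, 78.7, 219.4]
tcp_rot: [-3.142, 0.001, 0.141]
contact_force: [0.5, -0.4, -0.1]
grip_width: 58.5
```

```bash
python3 g.py 493.5 79 193 8
python3 - <<'E'
from m import *
im=crop("side","s17.png",(200,200,300,290),7)
im=crop("top","t17.png",(180,165,290,255),6)
E
```

```text
t 26.50 pos [493.7  78.7 219.4] yaw 8.08 tilt [-1.7999e+02  6.0000e-02] q [ 0.    0.53  1.82 -0.    0.79  1.43] F [ 0.5 -0.4 -0.1] w 58.5
twist 0.08 tool off -0.1 -0.3 26.4
```

View pics/s17.png

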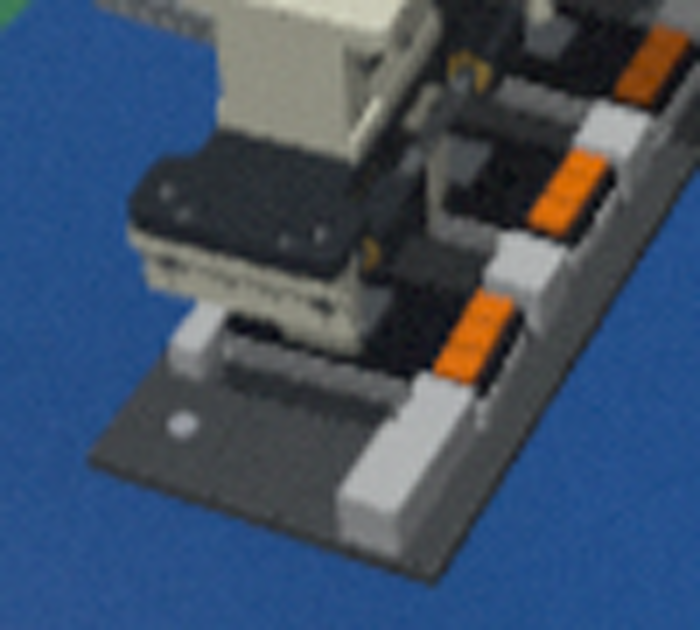

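View pics/t17.png

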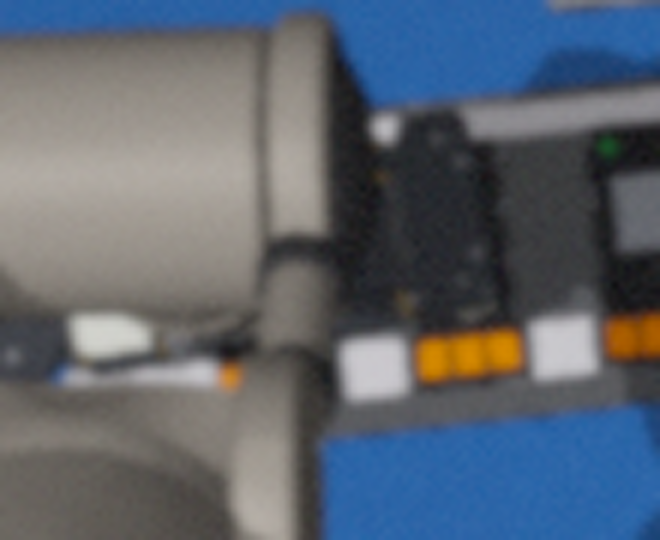

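Emit:
{"name": "play_rows", "arguments": {"commands": [{"offset": [0, 0, 0.005], "twist": 0}, {"offset": [0, 0, 0.004], "twist": 0}, {"offset": [0, 0, 0.003], "twist": 0}]}}

```text
time: 26.9
tool_pos: [493.9, 78.9, 207.5]
tcp_rot: [3.141, -0.0, 0.142]
contact_force: [0.6, 0.1, 0.4]
grip_width: 58.8
```

Emit:
{"name": "play_rows", "arguments": {"commands": [{"offset": [0, 0, 0.004], "twist": 0}, {"offset": [0, 0, 0.004], "twist": 0}, {"offset": [0, 0, 0.0045], "twist": 0}, {"offset": [0, 0, 0], "twist": 0}]}}

```text
time: 27.3
tool_pos: [493.6, 79.0, 194.3]
tcp_rot: [-3.141, 0.001, 0.142]
contact_force: [-0.6, 0.4, 0.0]
grip_width: 58.6
```

Emit:
{"name": "play_rows", "arguments": {"commands": [{"offset": [0, 0, 0.001], "twist": 0}, {"offset": [0, 0, 0], "twist": 0}, {"offset": [0, 0, 0], "twist": 0}, {"offset": [0, 0, 0], "twist": 0}], "jaw": 255}}

```text
time: 27.7
tool_pos: [493.8, 79.0, 194.1]
tcp_rot: [3.142, -0.0, 0.142]
contact_force: [0.7, -0.1, -1.0]
grip_width: 41.9
```

```bash
python3 g.py 490.5 75 194 5
```

```text
t 27.70 pos [493.8  79.  194.1] yaw 8.12 tilt [ 1.8e+02 -1.0e-02] q [ 0.01  0.57  1.84 -0.    0.73  1.43] F [ 0.7 -0.1 -1. ] w 41.9
twist 3.12 tool off -3.6 3.7 0.1
```

Emit:
{"name": "play_rows", "arguments": {"commands": [{"offset": [-0.003, 0, -0.0005], "twist": 0}, {"offset": [0, 0, 0], "twist": 1.6}, {"offset": [0, 0, 0], "twist": 1.5}, {"offset": [0, 0.002, 0], "twist": 0}, {"offset": [0, 0.002, 0], "twist": 0}]}}

```text
time: 28.2
tool_pos: [491.2, 74.4, 194.5]
tcp_rot: [3.141, -0.0, 0.088]
contact_force: [0.6, -0.5, -2.0]
grip_width: 41.7
```

Emit:
{"name": "play_rows", "arguments": {"commands": [{"offset": [0, 0, 0], "twist": 0}, {"offset": [0, 0, 0], "twist": 0}]}}

```text
time: 28.4
tool_pos: [491.2, 74.5, 194.5]
tcp_rot: [3.142, -0.0, 0.087]
contact_force: [-0.0, 0.7, -1.4]
grip_width: 41.6
```

```bash
python3 g.py 490.5 75 194 5
python3 - <<'E'
from m import *
im=crop("side","s18.png",(200,200,300,290),7)
E
```

```text
t 28.40 pos [491.2  74.5 194.5] yaw 5.01 tilt [180.  -0.] q [-0.    0.57  1.84 -0.    0.73  1.48] F [-0.   0.7 -1.4] w 41.6
twist 0.01 tool off -0.7 -0.6 0.5
```

View pics/s18.png

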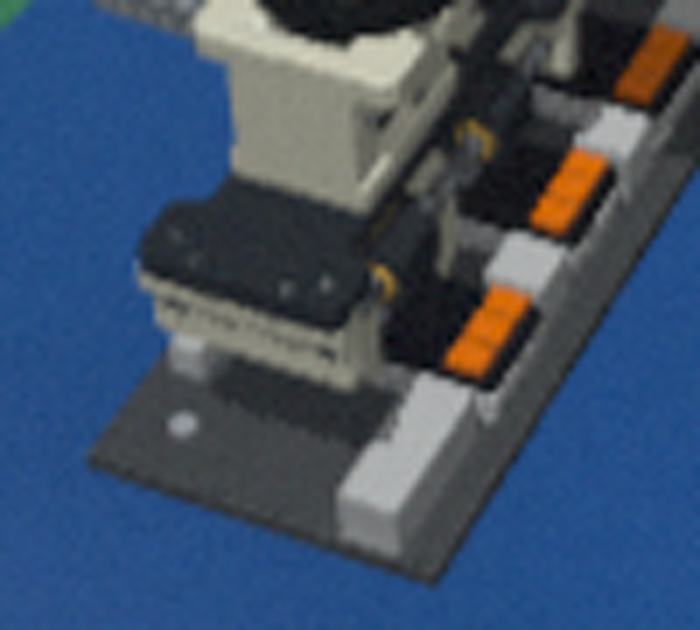

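Emit:
{"name": "play_rows", "arguments": {"commands": [{"offset": [0.001, 0, 0], "twist": 0}, {"offset": [0.001, 0, 0], "twist": 0}]}}

```text
time: 28.65
tool_pos: [493.3, 74.8, 194.5]
tcp_rot: [3.141, 0.0, 0.088]
contact_force: [-0.2, 0.4, -1.6]
grip_width: 41.8
```

Emit:
{"name": "play_rows", "arguments": {"commands": [{"offset": [0.0008, 0, 0.0003], "twist": 0}, {"offset": [0.0007, 0, 0.0003], "twist": 0}]}}

```text
time: 28.85
tool_pos: [494.6, 74.9, 194.0]
tcp_rot: [3.142, 0.001, 0.088]
contact_force: [-3.3, -1.0, 4.6]
grip_width: 41.8
```

Emit:
{"name": "play_rows", "arguments": {"commands": [{"offset": [0.0005, 0, 0.0003], "twist": 0}, {"offset": [0.0005, 0, 0.0003], "twist": 0}]}}

```text
time: 29.05
tool_pos: [495.0, 74.9, 194.0]
tcp_rot: [3.141, 0.002, 0.088]
contact_force: [-9.3, -1.5, 15.7]
grip_width: 41.7
```

Emit:
{"name": "play_rows", "arguments": {"commands": [{"offset": [0, 0, -0.0005], "twist": 0}, {"offset": [0.0003, 0, 0], "twist": 0}]}}

```text
time: 29.25
tool_pos: [495.6, 75.0, 194.0]
tcp_rot: [3.142, 0.001, 0.088]
contact_force: [-4.3, -1.4, 6.5]
grip_width: 41.8
```

Emit:
{"name": "play_rows", "arguments": {"commands": [{"offset": [0, 0, 0], "twist": 0}, {"offset": [0, 0, 0], "twist": 0}, {"offset": [0, 0, -0.01], "twist": 0}, {"offset": [0, 0, -0.04], "twist": 0}, {"offset": [0, 0, -0.04], "twist": 0}], "jaw": 112}}

```text
time: 29.75
tool_pos: [495.9, 75.0, 284.8]
tcp_rot: [-3.141, 0.002, 0.088]
contact_force: [1.3, -0.4, -0.6]
grip_width: 51.6
```

Emit:
{"name": "play_rows", "arguments": {"commands": [{"offset": [0.02, 0.045, -0.04], "twist": 0}, {"offset": [0.02, 0.045, -0.02], "twist": 0}, {"offset": [0.02, 0.045, 0], "twist": 0}, {"offset": [0.02, 0.045, 0], "twist": 0}, {"offset": [0, 0, 0], "twist": 0}]}}

```text
time: 30.25
tool_pos: [586.8, -90.7, 334.8]
tcp_rot: [3.139, -0.003, 0.083]
contact_force: [0.1, -0.2, -0.4]
grip_width: 51.4
```

Emit:
{"name": "play_rows", "arguments": {"commands": [{"offset": [0.0, 0.045, 0], "twist": 0}, {"offset": [0.0, 0.045, 0], "twist": 0}, {"offset": [0.0, 0.045, 0], "twist": 0}, {"offset": [0.0, 0, 0], "twist": 0}, {"offset": [0, 0, 0], "twist": 0}], "jaw": 60}}

```text
time: 30.75
tool_pos: [596.5, -220.6, 334.2]
tcp_rot: [-3.141, 0.0, 0.086]
contact_force: [-0.8, 0.5, -1.2]
grip_width: 70.3
```

```bash
python3 - <<'E'
from m import *
im=crop("top","t19.png",(180,120,340,255),5)
packs(im); cv2.imwrite("pics/t19raw.png",im[:,:,::-1])
im=crop("side","s19.png",(200,150,330,290),5); cv2.imwrite("pics/s19raw.png",im[:,:,::-1])
E
python3 g.py 600 0 300 5
```

```text
pack px [287. 220.] centre [509.1 -82.5] size [92.7 52.9] yaw 4.1 seam [470.6 -77.3] c-from-seam [508.5 -74.6]
pack px [258. 224.] centre [502.4  -6.7] size [93.6 53.3] yaw 5.4 seam [463.7  -5.2] c-from-seam [501.6  -1.7]
pack px [226. 227.] centre [496.   68.5] size [93.5 56.2] yaw 4.3 seam [457.   70.6] c-from-seam [494.9  73.5]
no dark [461.59677419 258.01612903]
t 30.85 pos [ 596.7 -218.9  334.4] yaw 5.07 tilt [-1.7997e+02  1.0000e-02] q [-0.47  0.6   1.3   0.    1.24  1.01] F [ 0.2 -0.5  0.3] w 70.4
twist 0.07 tool off 22.4 -217.8 34.4
```

View pics/s19.png

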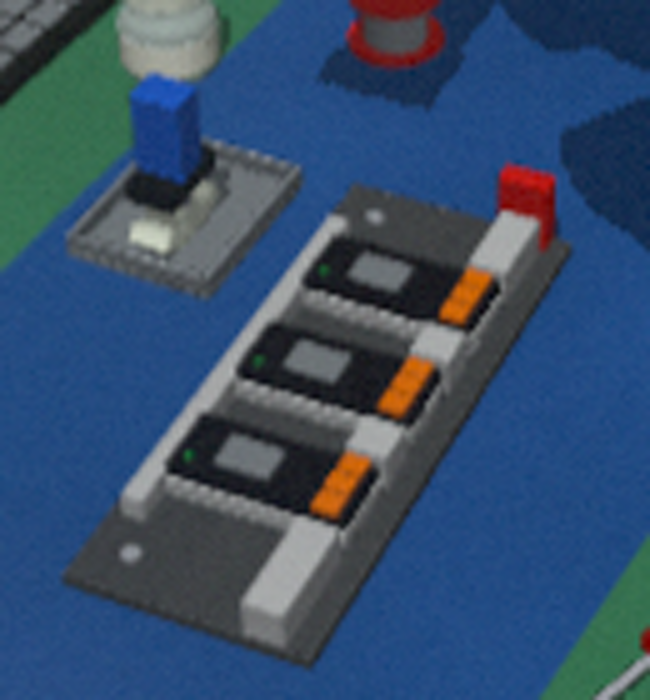

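View pics/t19.png

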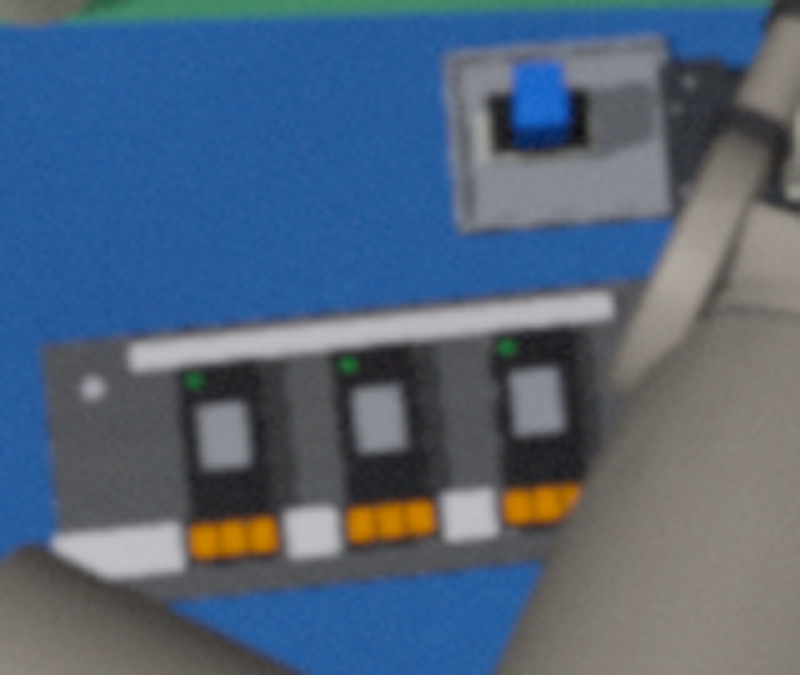

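Run:
```python
from m import *
im=cv2.imread("pics/t9raw.png") if False else cv2.imread("pics/t19raw.png")
im=im[:,:,::-1].copy(); hsv=cv2.cvtColor(im,cv2.COLOR_RGB2HSV)
print(im[140,288],im[138,240], im[146,288])
d=np.abs(im.astype(int)-im[135,288].astype(int)).sum(2)<70
d=d.astype(np.uint8); d[:125]=0; d[155:]=0; d[:,275:300]*=1; d[:,:270]=0; d[:,310:]=0
k,l,st,ce=cv2.connectedComponentsWithStats(d)
for i in range(1,k):
    if st[i,4]>20:
        v,u=np.nonzero(l==i); print(st[i],ce[i]); r,W=rect("top",np.c_[u,v],101.5); print(r)
crop(im,"t20.png",(265,122,320,172),12)
s=cv2.imread("pics/s19raw.png")[:,:,::-1].copy(); crop(s,"s20.png",(210,155,265,215),12)
```

```text
[ 29 104 201] [ 41  91 154] [ 10  46 110]
[270 125  40   4  86] [284.89534884 125.76744186]
((682.4575805664062, -86.56352233886719), (90.55382537841797, 7.1993818283081055), 88.72447967529297)
[283 133  10  12 114] [287.42105263 138.57017544]
((653.947021484375, -81.15345764160156), (20.816570281982422, 26.13418960571289), 88.59141540527344)
```

View pics/t20.png

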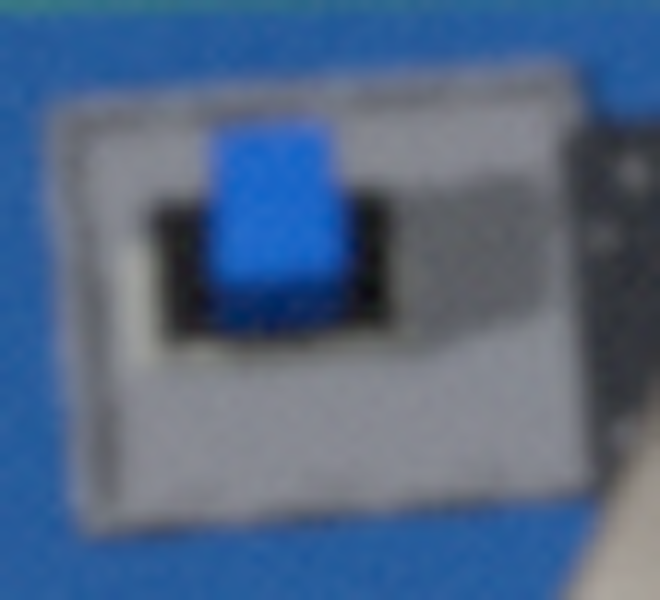

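View pics/s20.png

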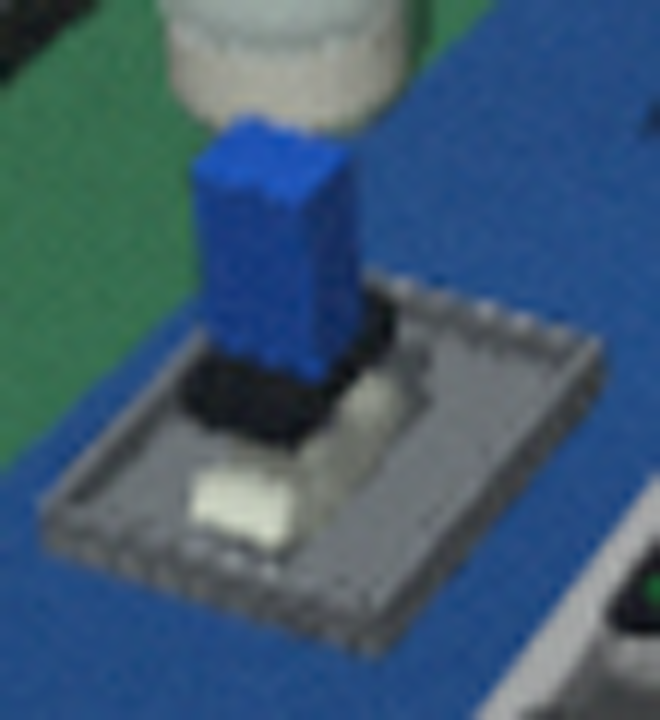

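Run:
```python
from m import *
print(onz("top",[(288,138.6)],101.5),onz("side",[(233,168.1)],101.5),tri([(233,168.1)],[(288,138.6)]))
# edges
A=onz("top",[(265+160/12,122+205/12),(265+165/12,122+337/12),(265+388/12,122+325/12),(265+380/12,122+190/12)],45); print(A.round(1))
B=onz("top",[(265+85/12,122+530/12),(265+590/12,122+490/12),(265+575/12,122+65/12),(265+50/12,122+105/12)],18); print(B.round(1),B.mean(0))
for e in (A[2]-A[1],B[1]-B[0],B[2]-B[3],A[3]-A[0]): print(np.degrees(np.arctan2(e[0],-e[1])))
S=onz("side",[(210+45/12,155+520/12),(210+375/12,155+650/12),(210+605/12,155+345/12)],14);print(S)
```

```text
[[653.65605057 -82.29299189 101.5       ]] [[648.37547531 -76.53444918 101.5       ]] [[654.26193282 -82.86972659  95.46017374   1.89340222]]
[[ 666.7  -60.2   45. ]
 [ 639.4  -60.5   45. ]
 [ 640.9 -105.5   45. ]
 [ 668.8 -104.7   45. ]]
[[ 605.4  -43.3   18. ]
 [ 611.4 -147.2   18. ]
 [ 701.3 -147.1   18. ]
 [ 695.1  -38.    18. ]] [653.27884439 -93.88496081  18.        ]
1.846426464877486
3.31143249715994
3.221030588356393
2.7054996650136376
[[ 689.0546009   -29.88824029   14.        ]
 [ 597.58109903  -28.1221942    14.        ]
 [ 609.23340347 -146.5656101    14.        ]]
```

```bash
python3 g.py 651 -80 320 2.5
```

```text
t 30.85 pos [ 596.7 -218.9  334.4] yaw 5.07 tilt [-1.7997e+02  1.0000e-02] q [-0.47  0.6   1.3   0.    1.24  1.01] F [ 0.2 -0.5  0.3] w 70.4
twist 2.57 tool off 60.3 -136.4 14.4
```

Emit:
{"name": "play_rows", "arguments": {"commands": [{"offset": [0, 0, 0], "twist": 2.5}, {"offset": [0.016, -0.046, 0], "twist": 0}, {"offset": [0.016, -0.046, 0], "twist": 0}, {"offset": [0.016, -0.046, 0], "twist": 0}, {"offset": [0, 0, 0], "twist": 0}], "jaw": 30}}

```text
time: 31.35
tool_pos: [639.3, -72.4, 334.6]
tcp_rot: [-3.139, -0.001, 0.053]
contact_force: [0.2, -0.4, -0.4]
grip_width: 80.7
```

Emit:
{"name": "play_rows", "arguments": {"commands": [{"offset": [0, 0, 0], "twist": 0}, {"offset": [0, 0, 0], "twist": 0}]}}

```text
time: 31.55
tool_pos: [638.3, -79.9, 334.3]
tcp_rot: [3.141, 0.0, 0.045]
contact_force: [0.1, -0.2, 0.2]
grip_width: 81.0
```

```bash
python3 g.py 651 -80 236 2.5
```

```text
t 31.55 pos [638.3 -79.9 334.3] yaw 2.57 tilt [1.7998e+02 1.0000e-02] q [-0.24  0.62  1.27 -0.    1.26  1.28] F [ 0.1 -0.2  0.2] w 81.0
twist 0.07 tool off 12.6 0.7 98.3
```

Emit:
{"name": "play_rows", "arguments": {"commands": [{"offset": [0.0125, 0.0005, 0.02], "twist": 0}, {"offset": [0, 0, 0.02], "twist": 0}, {"offset": [0, 0, 0], "twist": 0}, {"offset": [0, 0, 0], "twist": 0}]}}

```text
time: 31.95
tool_pos: [650.9, -81.2, 294.3]
tcp_rot: [-3.142, 0.001, 0.043]
contact_force: [0.3, -0.2, -0.1]
grip_width: 80.8
```

```bash
python3 g.py 651 -80 236 2.5
python3 - <<'E'
from m import *
im=crop("side","s21.png",(190,120,290,215),7)
im=crop("top","t21.png",(250,100,350,185),7)
E
```

```text
t 31.95 pos [650.9 -81.2 294.3] yaw 2.44 tilt [-1.8e+02  4.0e-02] q [-0.24  0.67  1.28 -0.    1.19  1.29] F [ 0.3 -0.2 -0.1] w 80.8
twist -0.06 tool off 0.1 -1.2 58.3
```

View pics/s21.png

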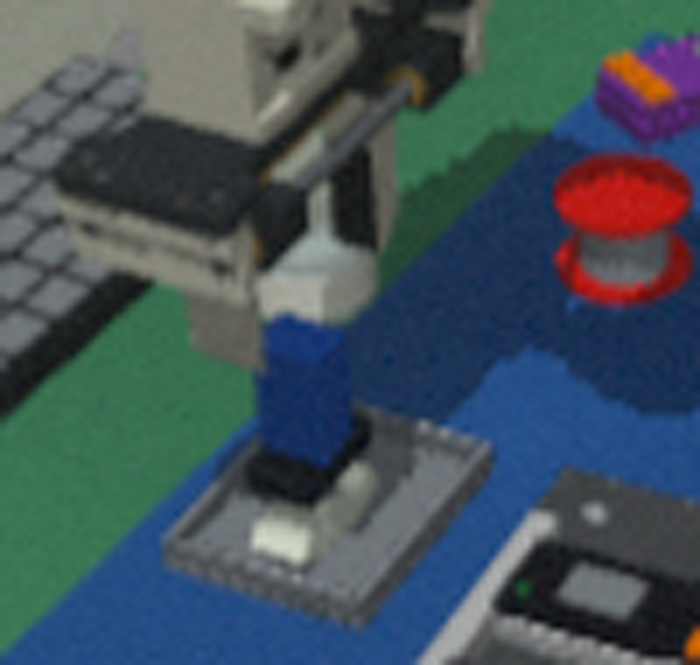

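View pics/t21.png

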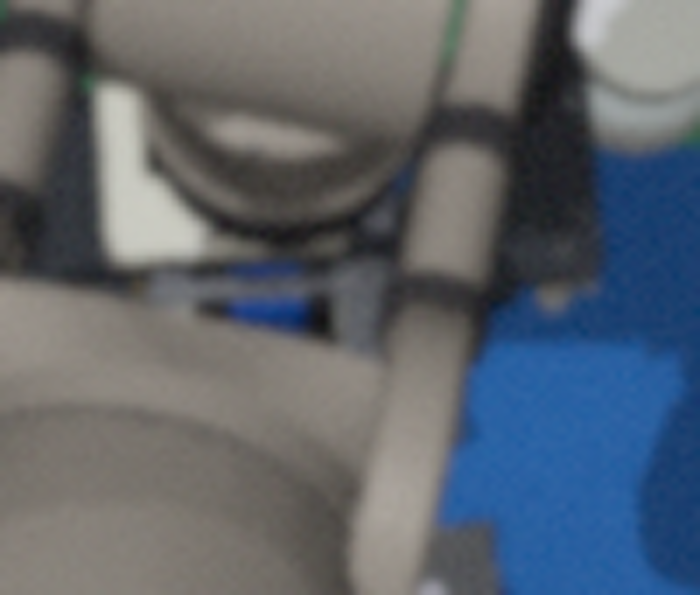

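Emit:
{"name": "play_rows", "arguments": {"commands": [{"offset": [0, -0.001, 0.02], "twist": 0}, {"offset": [0, 0, 0.02], "twist": 0}, {"offset": [0, 0, 0.018], "twist": 0}, {"offset": [0, 0, 0], "twist": 0}]}}

```text
time: 32.45
tool_pos: [650.5, -79.2, 234.8]
tcp_rot: [-3.141, 0.003, 0.044]
contact_force: [0.5, 0.0, -0.2]
grip_width: 81.0
```

Emit:
{"name": "play_rows", "arguments": {"commands": [{"offset": [0, 0, 0], "twist": 0}, {"offset": [0, 0, 0], "twist": 0}, {"offset": [0, 0, 0], "twist": 0}, {"offset": [0, 0, 0], "twist": 0}, {"offset": [0, 0, 0], "twist": 0}], "jaw": 255}}

```text
time: 32.95
tool_pos: [651.2, -79.1, 236.7]
tcp_rot: [3.141, -0.001, 0.044]
contact_force: [-0.0, 0.3, 0.1]
grip_width: 45.7
```

```bash
python3 g.py 651 -80 236 2.5
python3 - <<'E'
from m import *
im=crop("side","s22.png",(190,120,290,215),7)
E
```

```text
t 32.95 pos [651.2 -79.1 236.7] yaw 2.52 tilt [ 1.7998e+02 -4.0000e-02] q [-0.24  0.74  1.33 -0.    1.07  1.29] F [-0.   0.3  0.1] w 45.7
twist 0.02 tool off -0.2 0.9 0.7
```

View pics/s22.png

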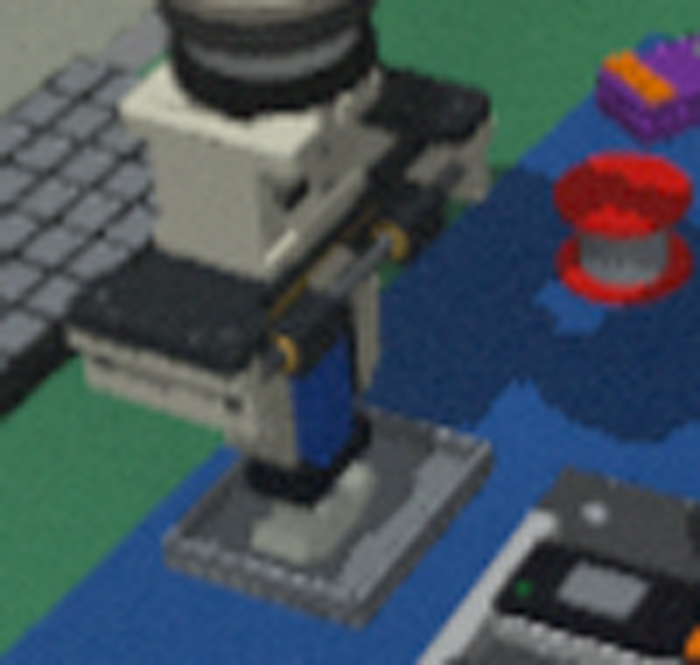

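Emit:
{"name": "play_rows", "arguments": {"commands": [{"offset": [0, 0, 0], "twist": 0}, {"offset": [0, 0, 0], "twist": 0}, {"offset": [0, 0, 0], "twist": 0}, {"offset": [0, 0, 0], "twist": 0}, {"offset": [0, 0, 0], "twist": 0}]}}

```text
time: 33.5
tool_pos: [651.1, -79.1, 236.1]
tcp_rot: [3.141, 0.0, 0.044]
contact_force: [-0.1, -0.3, 0.7]
grip_width: 23.9
```

```bash
python3 g.py 651 -80 236 2.5
python3 - <<'E'
from m import *
im=crop("side","s23.png",(190,120,290,215),7)
E
```

```text
t 33.50 pos [651.1 -79.1 236.1] yaw 2.52 tilt [179.99   0.  ] q [-0.24  0.74  1.33 -0.    1.07  1.29] F [-0.1 -0.3  0.7] w 23.9
twist 0.02 tool off -0.2 0.9 0.1
```

View pics/s23.png

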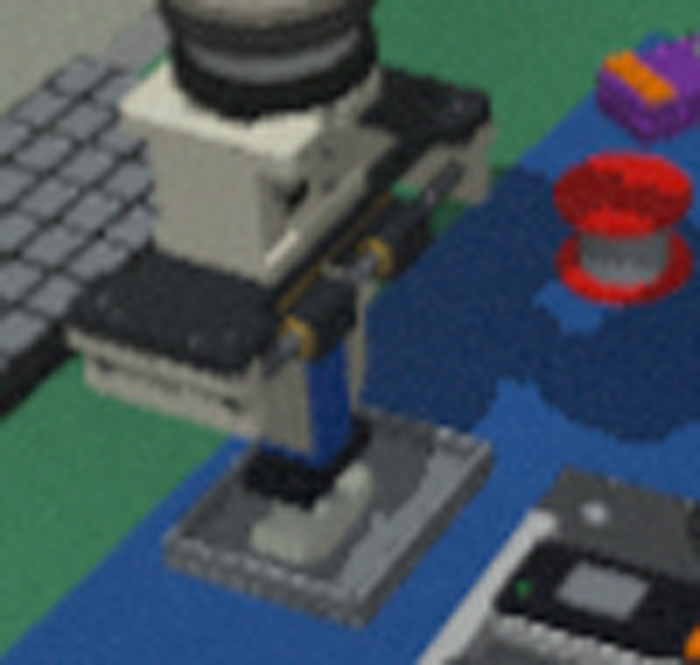

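Emit:
{"name": "play_rows", "arguments": {"commands": [{"offset": [0, 0, -0.01], "twist": 0}, {"offset": [0, 0, -0.03], "twist": 0}, {"offset": [0, 0, -0.04], "twist": 0}, {"offset": [0, 0, 0], "twist": -2.5}, {"offset": [0, 0, 0], "twist": 0}]}}

```text
time: 34.05
tool_pos: [651.2, -79.0, 318.0]
tcp_rot: [3.141, -0.003, 0.088]
contact_force: [-0.3, 0.7, -2.2]
grip_width: 23.8
```

```bash
python3 g.py 450 126 300 5
```

```text
t 34.05 pos [651.2 -79.  318. ] yaw 5.05 tilt [ 1.7995e+02 -1.5000e-01] q [-0.24  0.65  1.25 -0.    1.24  1.25] F [-0.3  0.7 -2.2] w 23.8
twist 0.05 tool off -182.5 -221.8 18.0
```

Emit:
{"name": "play_rows", "arguments": {"commands": [{"offset": [-0.03, -0.037, 0], "twist": 0}, {"offset": [-0.03, -0.037, 0], "twist": 0}, {"offset": [-0.03, -0.037, 0], "twist": 0}, {"offset": [-0.03, -0.037, 0], "twist": 0}, {"offset": [-0.03, -0.037, 0], "twist": 0}]}}

```text
time: 34.55
tool_pos: [483.5, 93.1, 315.3]
tcp_rot: [-3.141, 0.002, 0.086]
contact_force: [1.3, 1.1, -2.0]
grip_width: 23.8
```

Emit:
{"name": "play_rows", "arguments": {"commands": [{"offset": [-0.0325, -0.037, 0], "twist": 0}, {"offset": [0, 0, 0], "twist": 0}, {"offset": [0, 0, 0.02], "twist": 0}, {"offset": [0, 0, 0], "twist": 0}, {"offset": [0, 0, 0], "twist": 0}]}}

```text
time: 35.05
tool_pos: [449.9, 125.8, 295.8]
tcp_rot: [3.141, 0.002, 0.087]
contact_force: [0.4, -0.6, -2.9]
grip_width: 24.0
```

```bash
python3 g.py 450 126 270 5
python3 - <<'E'
from m import *
im=crop("side","s24.png",(200,180,310,290),6)
im=crop("top","t24.png",(170,160,340,255),4.5)
E
```

```text
t 35.05 pos [449.9 125.8 295.8] yaw 4.97 tilt [1.7999e+02 1.1000e-01] q [ 0.11  0.36  1.83 -0.    0.95  1.59] F [ 0.4 -0.6 -2.9] w 24.0
twist -0.03 tool off 0.1 -0.2 25.8
```

View pics/s24.png

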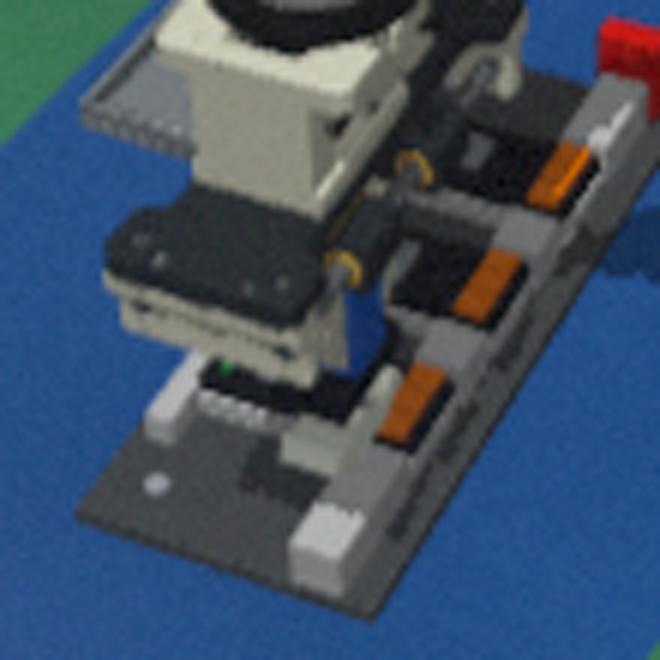

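View pics/t24.png

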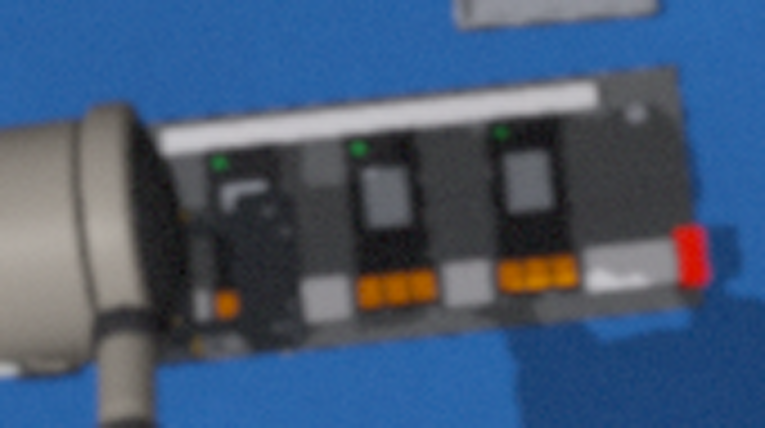

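Emit:
{"name": "play_rows", "arguments": {"commands": [{"offset": [0, 0, 0.02], "twist": 0}, {"offset": [0, 0, 0.008], "twist": 0}, {"offset": [0, 0, 0], "twist": 0}, {"offset": [0, 0, 0], "twist": 0}]}}

```text
time: 35.55
tool_pos: [450.2, 126.0, 268.5]
tcp_rot: [3.142, -0.0, 0.087]
contact_force: [0.2, 0.0, -1.5]
grip_width: 23.5
```

```bash
python3 g.py 450 126 262 5
python3 - <<'E'
from m import *
im=crop("side","s25.png",(230,220,300,290),10)
E
```

```text
t 35.55 pos [450.2 126.  268.5] yaw 5.00 tilt [ 1.8e+02 -1.0e-02] q [ 0.11  0.41  1.86 -0.    0.87  1.59] F [ 0.2  0.  -1.5] w 23.5
twist 0.00 tool off -0.1 -0.1 6.5
```

View pics/s25.png

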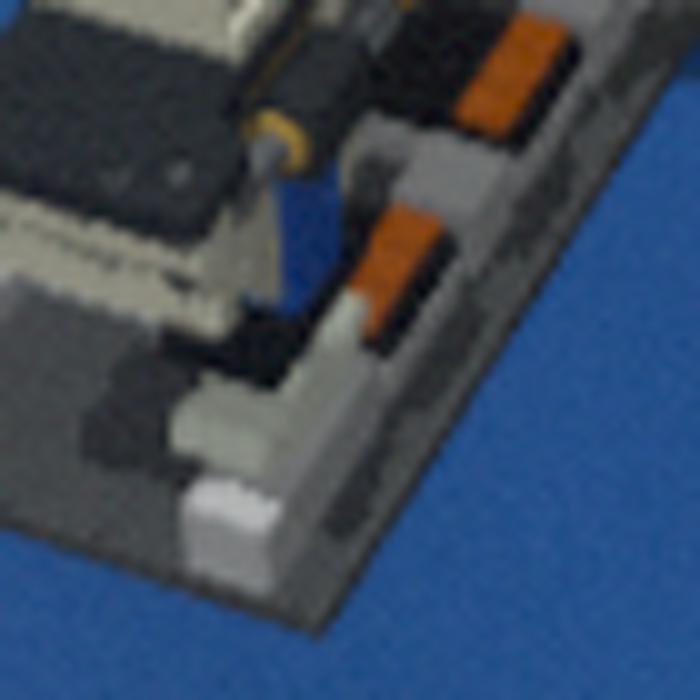

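Emit:
{"name": "play_rows", "arguments": {"commands": [{"offset": [0, 0, 0.003], "twist": 0}, {"offset": [0, 0, 0.002], "twist": 0}, {"offset": [0, 0, 0], "twist": 0}]}}

```text
time: 35.9
tool_pos: [449.8, 126.1, 263.0]
tcp_rot: [3.141, 0.0, 0.088]
contact_force: [0.4, 0.1, -2.5]
grip_width: 23.5
```

Emit:
{"name": "play_rows", "arguments": {"commands": [{"offset": [0, 0, 0.001], "twist": 0}, {"offset": [0, 0, 0], "twist": 0}]}}

```text
time: 36.1
tool_pos: [449.9, 126.1, 262.1]
tcp_rot: [3.141, 0.0, 0.088]
contact_force: [-0.0, 0.7, -2.5]
grip_width: 23.8
```

Emit:
{"name": "play_rows", "arguments": {"commands": [{"offset": [0, 0, 0.001], "twist": 0}, {"offset": [0, 0, 0], "twist": 0}]}}

```text
time: 36.3
tool_pos: [449.9, 126.1, 261.4]
tcp_rot: [3.142, -0.0, 0.088]
contact_force: [-1.1, 0.2, 1.9]
grip_width: 24.1
```

Emit:
{"name": "play_rows", "arguments": {"commands": [{"offset": [0, 0, 0.001], "twist": 0}, {"offset": [0, 0, 0], "twist": 0}]}}

```text
time: 36.5
tool_pos: [449.9, 126.1, 260.3]
tcp_rot: [3.142, -0.0, 0.088]
contact_force: [-1.2, -0.4, 4.1]
grip_width: 23.9
```

Emit:
{"name": "play_rows", "arguments": {"commands": [{"offset": [0, 0, 0.0015], "twist": 0}, {"offset": [0, 0, 0.0015], "twist": 0}, {"offset": [0, 0, 0], "twist": 0}]}}

```text
time: 36.8
tool_pos: [449.9, 126.1, 257.4]
tcp_rot: [3.142, -0.0, 0.088]
contact_force: [-2.1, 0.1, 7.6]
grip_width: 24.0
```

Emit:
{"name": "play_rows", "arguments": {"commands": [{"offset": [0, 0.005, 0], "twist": 0}, {"offset": [0, 0.005, 0], "twist": 0}, {"offset": [0, 0.005, 0], "twist": 0}, {"offset": [0, 0.005, 0], "twist": 0}, {"offset": [0, 0.005, 0], "twist": 0}]}}

```text
time: 37.3
tool_pos: [452.4, 101.6, 257.7]
tcp_rot: [-3.14, -0.002, 0.087]
contact_force: [-1.0, 4.9, 6.5]
grip_width: 23.7
```

Emit:
{"name": "play_rows", "arguments": {"commands": [{"offset": [0, 0.005, 0], "twist": 0}, {"offset": [0, 0.005, 0], "twist": 0}, {"offset": [0, 0.005, 0], "twist": 0}, {"offset": [0, 0.005, 0], "twist": 0}, {"offset": [0, 0.005, 0], "twist": 0}]}}

```text
time: 37.8
tool_pos: [454.8, 76.6, 257.8]
tcp_rot: [-3.141, -0.003, 0.087]
contact_force: [-0.3, 4.3, 7.1]
grip_width: 23.9
```

```bash
python3 g.py 454.5 73.8 257 5
python3 - <<'E'
from m import *
im=crop("side","s26.png",(220,190,310,290),7)
E
```

```text
t 37.80 pos [454.8  76.6 257.8] yaw 5.00 tilt [-1.7994e+02 -1.5000e-01] q [0.   0.41 1.89 0.   0.84 1.48] F [-0.3  4.3  7.1] w 23.9
twist -0.00 tool off -0.5 2.8 0.8
```

View pics/s26.png

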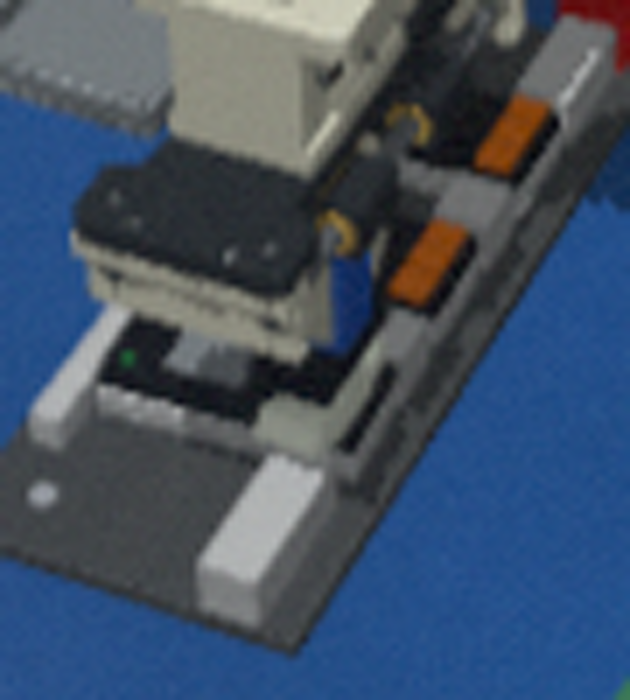

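Emit:
{"name": "play_rows", "arguments": {"commands": [{"offset": [0, 0.005, 0], "twist": 0}, {"offset": [0, 0.005, 0], "twist": 0}, {"offset": [0, 0.005, 0], "twist": 0}, {"offset": [0, 0.005, 0], "twist": 0}, {"offset": [0, 0.005, 0], "twist": 0}]}}

```text
time: 38.35
tool_pos: [457.0, 51.6, 257.7]
tcp_rot: [-3.141, -0.003, 0.087]
contact_force: [-0.3, 3.9, 7.6]
grip_width: 24.1
```

Emit:
{"name": "play_rows", "arguments": {"commands": [{"offset": [0, 0.005, 0], "twist": 0}, {"offset": [0, 0.005, 0], "twist": 0}, {"offset": [0, 0.005, 0], "twist": 0}, {"offset": [0, 0.005, 0], "twist": 0}, {"offset": [0, 0.005, 0], "twist": 0}]}}

```text
time: 38.85
tool_pos: [458.8, 26.9, 257.6]
tcp_rot: [-3.14, -0.001, 0.087]
contact_force: [-1.4, 5.4, 7.4]
grip_width: 23.9
```

```bash
python3 g.py 459 24 257 5
python3 - <<'E'
from m import *
im=crop("side","s27.png",(220,190,310,290),7)
E
```

```text
t 38.85 pos [458.8  26.9 257.6] yaw 4.98 tilt [-1.7992e+02 -7.0000e-02] q [-0.11  0.41  1.89  0.    0.83  1.37] F [-1.4  5.4  7.4] w 23.9
twist -0.02 tool off -0.1 2.9 0.6
```

View pics/s27.png

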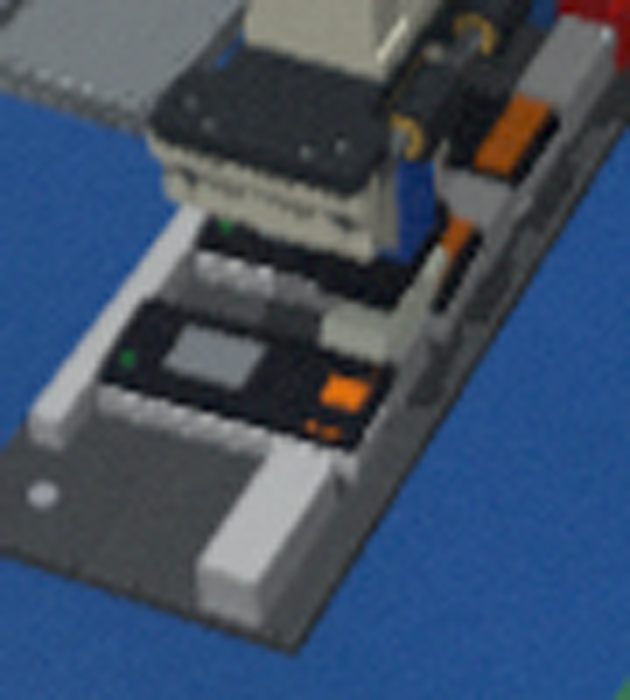

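Emit:
{"name": "play_rows", "arguments": {"commands": [{"offset": [0, 0.005, 0], "twist": 0}, {"offset": [0, 0.005, 0], "twist": 0}, {"offset": [0, 0.005, 0], "twist": 0}, {"offset": [0, 0.005, 0], "twist": 0}, {"offset": [0, 0.005, 0], "twist": 0}]}}

```text
time: 39.4
tool_pos: [461.2, 1.9, 257.6]
tcp_rot: [-3.141, -0.002, 0.087]
contact_force: [-0.4, 4.7, 6.8]
grip_width: 24.1
```

Emit:
{"name": "play_rows", "arguments": {"commands": [{"offset": [0, 0.005, 0], "twist": 0}, {"offset": [0, 0.005, 0], "twist": 0}, {"offset": [0, 0.005, 0], "twist": 0}, {"offset": [0, 0.005, 0], "twist": 0}, {"offset": [0, 0.005, 0], "twist": 0}]}}

```text
time: 39.9
tool_pos: [463.4, -23.1, 257.6]
tcp_rot: [-3.141, -0.002, 0.087]
contact_force: [-0.6, 4.5, 7.5]
grip_width: 24.1
```

Emit:
{"name": "play_rows", "arguments": {"commands": [{"offset": [0, 0.005, 0], "twist": 0}, {"offset": [0, 0.005, 0], "twist": 0}, {"offset": [0, 0.005, 0], "twist": 0}, {"offset": [0, 0.005, 0], "twist": 0}, {"offset": [0, 0.005, 0], "twist": 0}]}}

```text
time: 40.4
tool_pos: [465.4, -47.9, 257.5]
tcp_rot: [-3.14, -0.001, 0.087]
contact_force: [-0.9, 5.5, 7.4]
grip_width: 24.0
```

Emit:
{"name": "play_rows", "arguments": {"commands": [{"offset": [0, 0.005, 0], "twist": 0}, {"offset": [0, 0.005, 0], "twist": 0}, {"offset": [0, 0.005, 0], "twist": 0}, {"offset": [0, 0.005, 0], "twist": 0}, {"offset": [0, 0.005, 0], "twist": 0}]}}

```text
time: 40.9
tool_pos: [467.7, -72.8, 257.6]
tcp_rot: [-3.141, -0.001, 0.087]
contact_force: [-0.4, 3.5, 6.9]
grip_width: 24.1
```

```bash
python3 g.py 471 -121 257 5
python3 - <<'E'
from m import *
im=crop("side","s28.png",(220,170,320,290),6)
E
```

```text
t 40.90 pos [467.7 -72.8 257.6] yaw 5.01 tilt [-1.7995e+02 -8.0000e-02] q [-0.32  0.43  1.86  0.    0.85  1.17] F [-0.4  3.5  6.9] w 24.1
twist 0.01 tool off -0.9 48.3 0.6
```

View pics/s28.png

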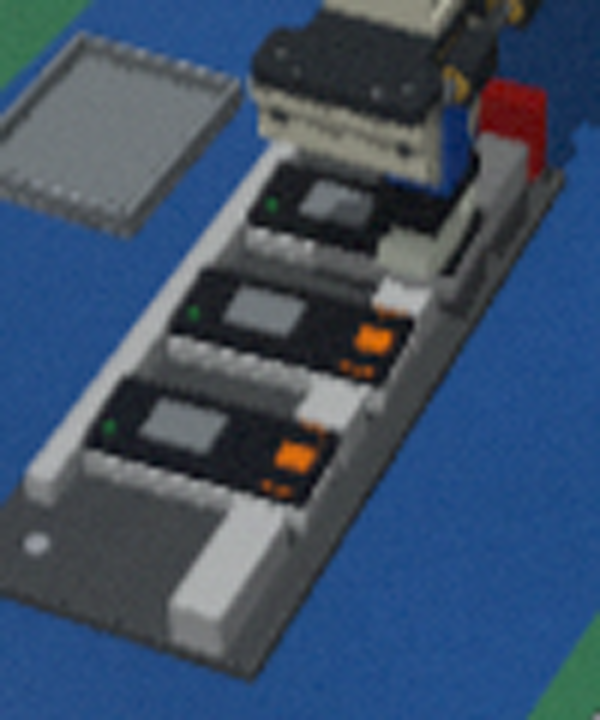

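Emit:
{"name": "play_rows", "arguments": {"commands": [{"offset": [0, 0.005, 0], "twist": 0}, {"offset": [0, 0.005, 0], "twist": 0}, {"offset": [0, 0.005, 0], "twist": 0}, {"offset": [0, 0.005, 0], "twist": 0}, {"offset": [0, 0.005, 0], "twist": 0}]}}

```text
time: 41.45
tool_pos: [469.9, -97.8, 257.6]
tcp_rot: [-3.141, -0.001, 0.087]
contact_force: [-0.5, 4.2, 7.5]
grip_width: 23.8
```

Emit:
{"name": "play_rows", "arguments": {"commands": [{"offset": [0, 0.005, 0], "twist": 0}, {"offset": [0, 0.005, 0], "twist": 0}, {"offset": [0, 0.004, 0], "twist": 0}, {"offset": [0, 0.002, 0], "twist": 0}]}}

```text
time: 41.85
tool_pos: [471.3, -113.8, 257.6]
tcp_rot: [-3.141, -0.001, 0.087]
contact_force: [-0.8, 3.6, 7.7]
grip_width: 23.8
```

Emit:
{"name": "play_rows", "arguments": {"commands": [{"offset": [0, 0.001, 0], "twist": 0}, {"offset": [0, 0.001, 0], "twist": 0}]}}

```text
time: 42.05
tool_pos: [471.4, -115.6, 257.6]
tcp_rot: [-3.141, -0.001, 0.087]
contact_force: [-0.8, 4.0, 6.9]
grip_width: 24.0
```

Emit:
{"name": "play_rows", "arguments": {"commands": [{"offset": [0, 0.001, 0], "twist": 0}, {"offset": [0, 0.001, 0], "twist": 0}]}}

```text
time: 42.25
tool_pos: [471.6, -117.5, 257.6]
tcp_rot: [-3.141, -0.001, 0.087]
contact_force: [-0.5, 4.4, 7.9]
grip_width: 23.8
```

Emit:
{"name": "play_rows", "arguments": {"commands": [{"offset": [0, 0.001, 0], "twist": 0}, {"offset": [0, 0.001, 0], "twist": 0}, {"offset": [0, 0.001, 0], "twist": 0}]}}

```text
time: 42.55
tool_pos: [471.8, -120.5, 257.6]
tcp_rot: [-3.141, -0.001, 0.087]
contact_force: [-0.4, 4.3, 7.8]
grip_width: 23.9
```

Emit:
{"name": "play_rows", "arguments": {"commands": [{"offset": [0, 0.001, 0], "twist": 0}, {"offset": [0, 0.001, 0], "twist": 0}]}}

```text
time: 42.75
tool_pos: [472.0, -122.5, 257.6]
tcp_rot: [-3.141, -0.001, 0.087]
contact_force: [-0.4, 4.0, 6.7]
grip_width: 23.9
```

Emit:
{"name": "play_rows", "arguments": {"commands": [{"offset": [0, 0.001, 0], "twist": 0}, {"offset": [0, 0.001, 0], "twist": 0}]}}

```text
time: 42.95
tool_pos: [472.2, -124.5, 257.5]
tcp_rot: [-3.141, -0.001, 0.087]
contact_force: [-0.2, 4.2, 7.1]
grip_width: 23.9
```

Emit:
{"name": "play_rows", "arguments": {"commands": [{"offset": [0, 0.001, 0], "twist": 0}]}}

```text
time: 43.05
tool_pos: [472.2, -125.4, 257.5]
tcp_rot: [-3.14, -0.001, 0.087]
contact_force: [0.4, 7.2, 7.5]
grip_width: 24.0
```

Force rising at the predicted place; a touch more to confirm.

Emit:
{"name": "play_rows", "arguments": {"commands": [{"offset": [0, 0.0007, 0], "twist": 0}, {"offset": [0, 0.0005, 0], "twist": 0}]}}

```text
time: 43.25
tool_pos: [472.3, -126.0, 257.4]
tcp_rot: [-3.139, -0.001, 0.087]
contact_force: [0.1, 10.0, 7.2]
grip_width: 23.8
```

Emit:
{"name": "play_rows", "arguments": {"commands": [{"offset": [0, 0.0003, 0], "twist": 0}, {"offset": [0, 0, 0], "twist": 0}]}}

```text
time: 43.45
tool_pos: [472.3, -126.0, 257.4]
tcp_rot: [-3.138, -0.001, 0.087]
contact_force: [0.6, 10.0, 7.5]
grip_width: 23.8
```

Run:
```python
from m import *
im=crop("side","s29.png",(220,150,330,250),7)
```

```text
(no output)
```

View pics/s29.png

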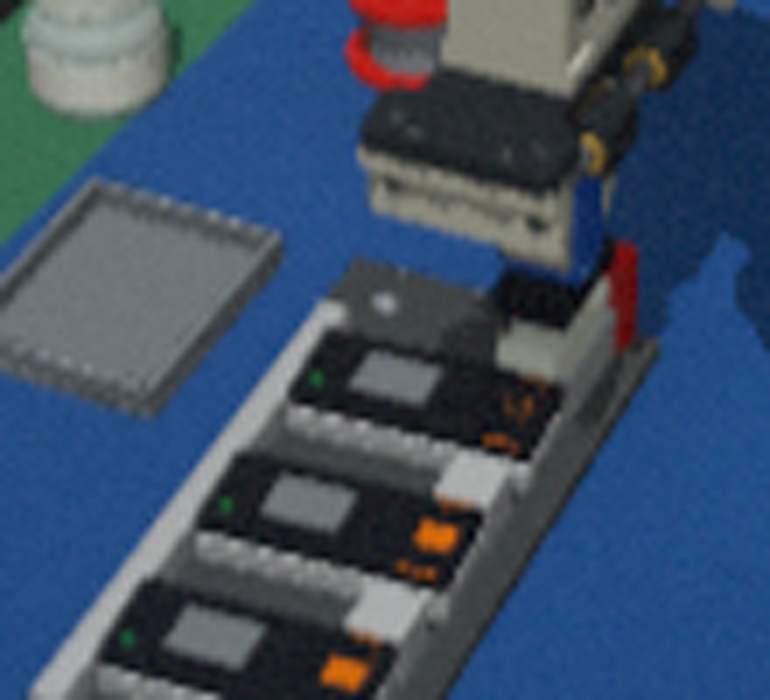

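Emit:
{"name": "play_rows", "arguments": {"commands": [{"offset": [0, -0.002, -0.002], "twist": 0}, {"offset": [0, 0, -0.02], "twist": 0}, {"offset": [0, 0, -0.035], "twist": 0}, {"offset": [0, 0, 0], "twist": 2}, {"offset": [0, 0, 0], "twist": 0}]}}

```text
time: 44.0
tool_pos: [472.1, -125.5, 314.4]
tcp_rot: [3.141, -0.001, 0.052]
contact_force: [-0.1, 0.1, -3.2]
grip_width: 24.1
```

```bash
python3 g.py 651 -86 316 3
```

```text
t 44.00 pos [ 472.1 -125.5  314.4] yaw 3.01 tilt [ 1.7996e+02 -7.0000e-02] q [-0.42  0.37  1.75 -0.    1.01  1.1 ] F [-0.1  0.1 -3.2] w 24.1
twist 0.01 tool off 180.8 -30.1 -1.6
```

Emit:
{"name": "play_rows", "arguments": {"commands": [{"offset": [0.045, -0.0075, 0], "twist": 0}, {"offset": [0.045, -0.0075, 0], "twist": 0}, {"offset": [0.045, -0.0075, 0], "twist": 0}, {"offset": [0.045, -0.0075, 0], "twist": 0}, {"offset": [0, 0, 0], "twist": 0}]}}

```text
time: 44.5
tool_pos: [653.8, -84.5, 310.9]
tcp_rot: [-3.141, -0.0, 0.056]
contact_force: [0.6, 0.1, -2.3]
grip_width: 24.0
```

Emit:
{"name": "play_rows", "arguments": {"commands": [{"offset": [0, 0, 0.02], "twist": 0}, {"offset": [0, 0, 0.02], "twist": 0}, {"offset": [0, 0, 0], "twist": 0}, {"offset": [0, 0, 0], "twist": 0}]}}

```text
time: 44.9
tool_pos: [649.8, -86.1, 273.3]
tcp_rot: [-3.141, 0.002, 0.053]
contact_force: [-0.4, -0.8, -1.4]
grip_width: 24.1
```

```bash
python3 g.py 651 -86 237 3;  python3 - <<'E'
from m import *
im=crop("side","s30.png",(190,130,300,290),5)
im=crop("top","t30.png",(180,165,340,255),5)
E
```

```text
t 44.90 pos [649.8 -86.1 273.3] yaw 3.04 tilt [-1.7997e+02  1.3000e-01] q [-0.25  0.7   1.3  -0.    1.15  1.27] F [-0.4 -0.8 -1.4] w 24.1
twist 0.04 tool off 1.3 -0.0 36.3
```

View pics/s30.png

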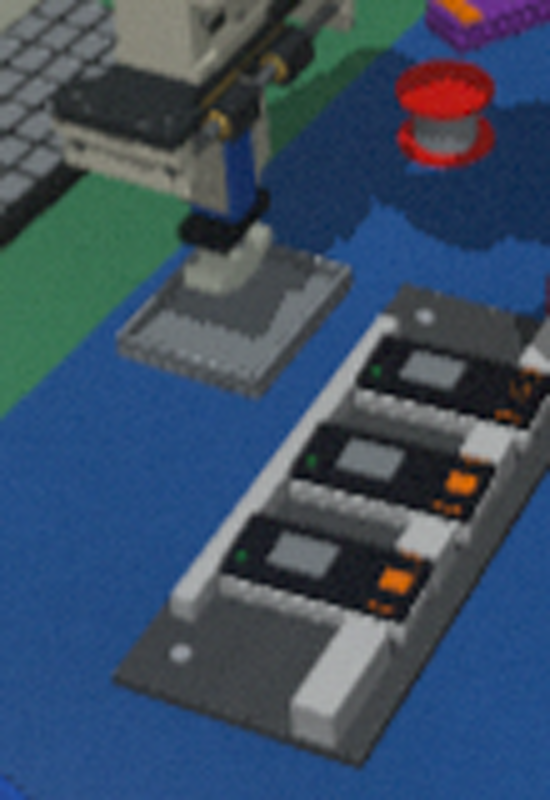

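View pics/t30.png

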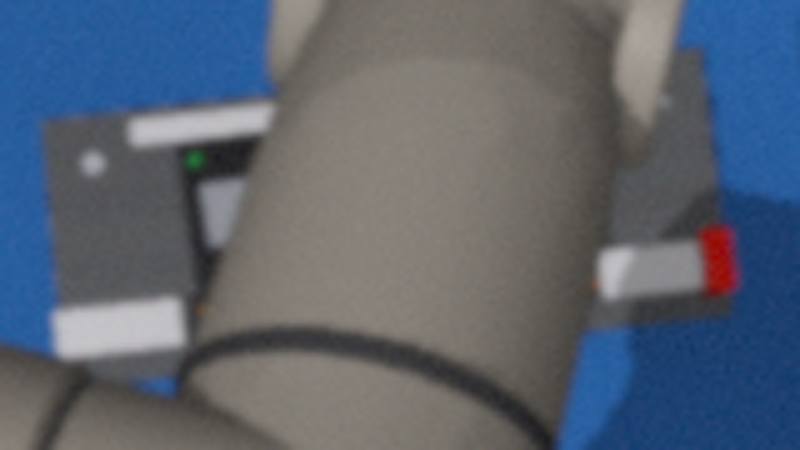

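Emit:
{"name": "play_rows", "arguments": {"commands": [{"offset": [0, 0, 0.015], "twist": 0}, {"offset": [0, 0, 0.015], "twist": 0}, {"offset": [0, 0, 0.003], "twist": 0}, {"offset": [0, 0, 0], "twist": 0}]}}

```text
time: 45.4
tool_pos: [650.0, -86.0, 240.6]
tcp_rot: [-3.141, 0.001, 0.053]
contact_force: [-0.1, 0.0, -1.1]
grip_width: 23.7
```

Emit:
{"name": "play_rows", "arguments": {"commands": [{"offset": [0, 0, 0.001], "twist": 0}, {"offset": [0, 0, 0.001], "twist": 0}, {"offset": [0, 0, 0], "twist": 0}]}}

```text
time: 45.7
tool_pos: [650.2, -86.0, 239.5]
tcp_rot: [3.141, -0.001, 0.053]
contact_force: [-0.8, -0.6, -1.2]
grip_width: 24.1
```

Emit:
{"name": "play_rows", "arguments": {"commands": [{"offset": [0, 0, 0.001], "twist": 0}, {"offset": [0, 0, 0], "twist": 0}]}}

```text
time: 45.9
tool_pos: [650.1, -86.0, 238.2]
tcp_rot: [3.142, -0.0, 0.053]
contact_force: [-0.1, 0.4, -2.2]
grip_width: 23.7
```

Emit:
{"name": "play_rows", "arguments": {"commands": [{"offset": [0, 0, 0.001], "twist": 0}, {"offset": [0, 0, 0], "twist": 0}]}}

```text
time: 46.1
tool_pos: [650.1, -86.0, 237.0]
tcp_rot: [3.142, 0.0, 0.053]
contact_force: [-0.4, -0.4, -2.6]
grip_width: 24.0
```

Emit:
{"name": "play_rows", "arguments": {"commands": [{"offset": [0, 0, 0.001], "twist": 0}, {"offset": [0, 0, 0], "twist": 0}]}}

```text
time: 46.3
tool_pos: [650.2, -86.0, 236.1]
tcp_rot: [3.141, -0.0, 0.053]
contact_force: [-0.0, -0.3, -2.8]
grip_width: 24.0
```

Emit:
{"name": "play_rows", "arguments": {"commands": [{"offset": [0, 0, 0.0007], "twist": 0}, {"offset": [0, 0, 0], "twist": 0}]}}

```text
time: 46.5
tool_pos: [650.2, -86.0, 235.9]
tcp_rot: [3.141, -0.0, 0.053]
contact_force: [-1.2, -0.2, 2.2]
grip_width: 24.2
```

Emit:
{"name": "play_rows", "arguments": {"commands": [{"offset": [0, 0, 0.0007], "twist": 0}, {"offset": [0, 0, 0], "twist": 0}]}}

```text
time: 46.7
tool_pos: [650.2, -86.0, 235.1]
tcp_rot: [3.141, -0.0, 0.053]
contact_force: [-1.7, -0.1, 3.8]
grip_width: 23.6
```

Emit:
{"name": "play_rows", "arguments": {"commands": [{"offset": [0, 0, -0.001], "twist": 0}, {"offset": [0, 0, 0], "twist": 0}, {"offset": [0, 0, 0], "twist": 0}]}}

```text
time: 47.0
tool_pos: [650.2, -86.0, 235.8]
tcp_rot: [3.141, -0.0, 0.053]
contact_force: [-0.8, 0.2, 2.5]
grip_width: 24.0
```

Emit:
{"name": "play_rows", "arguments": {"commands": [{"offset": [0, 0, 0], "twist": 0}, {"offset": [0, 0, 0], "twist": 0}, {"offset": [0, 0, 0], "twist": 0}, {"offset": [0, 0, 0], "twist": 0}, {"offset": [0, 0, 0], "twist": 0}], "jaw": 60}}

```text
time: 47.5
tool_pos: [650.2, -86.0, 235.6]
tcp_rot: [3.142, 0.0, 0.053]
contact_force: [0.1, -0.2, 0.2]
grip_width: 59.2
```

Emit:
{"name": "play_rows", "arguments": {"commands": [{"offset": [0, 0, 0], "twist": 0}, {"offset": [0, 0, 0], "twist": 0}, {"offset": [0, 0, -0.02], "twist": 0}, {"offset": [0, 0, -0.04], "twist": 0}, {"offset": [0, 0, -0.04], "twist": 0}]}}

```text
time: 48.0
tool_pos: [650.0, -86.0, 336.2]
tcp_rot: [-3.141, 0.002, 0.053]
contact_force: [0.7, -0.5, 0.4]
grip_width: 69.9
```

```bash
python3 g.py 600 74 320 5;  python3 - <<'E'
from m import *
im=crop("side","s31.png",(190,130,300,230),7)
E
```

```text
t 48.00 pos [650.  -86.  336.2] yaw 3.02 tilt [-1.7997e+02  1.1000e-01] q [-0.25  0.64  1.22 -0.    1.28  1.27] F [ 0.7 -0.5  0.4] w 69.9
twist -1.98 tool off -35.8 -163.7 16.2
```

View pics/s31.png

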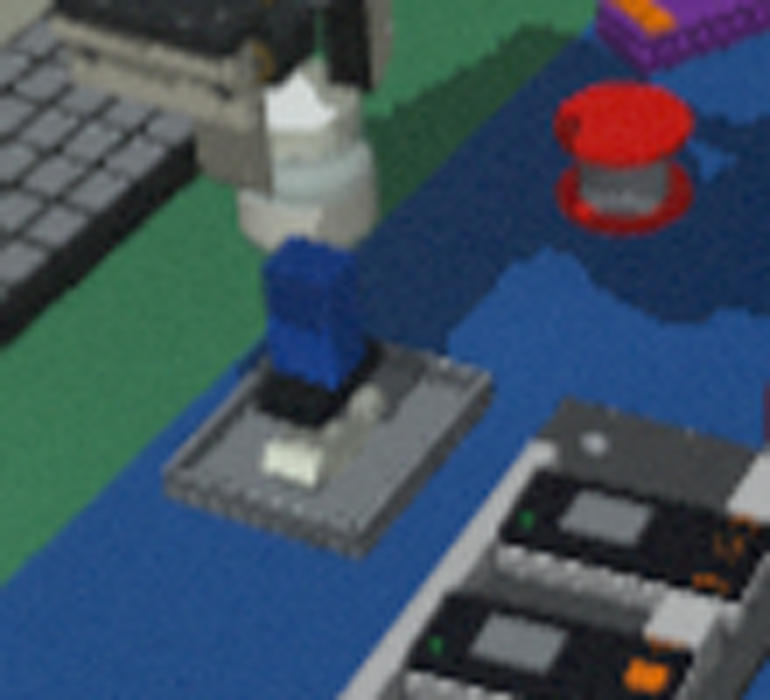

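```bash
python3 g.py 494.5 74.9 285 5
```

```text
t 48.05 pos [651.2 -86.2 344.8] yaw 3.03 tilt [179.81  -0.62] q [-0.25  0.63  1.22 -0.    1.29  1.27] F [ 1.9 -0.4  5.9] w 70.1
twist -1.97 tool off -142.1 -174.1 59.8
```

Emit:
{"name": "play_rows", "arguments": {"commands": [{"offset": [0, 0, 0], "twist": -2}, {"offset": [-0.035, -0.036, 0], "twist": 0}, {"offset": [-0.035, -0.036, 0], "twist": 0}, {"offset": [-0.035, -0.036, 0], "twist": 0}, {"offset": [-0.035, -0.036, 0], "twist": 0}], "jaw": 95}}

```text
time: 48.55
tool_pos: [497.0, 45.6, 335.7]
tcp_rot: [-3.142, -0.0, 0.087]
contact_force: [1.3, 0.5, 0.4]
grip_width: 57.2
```

Emit:
{"name": "play_rows", "arguments": {"commands": [{"offset": [0, 0, 0], "twist": 0}, {"offset": [0, 0, 0.02], "twist": 0}, {"offset": [0, 0, 0.03], "twist": 0}, {"offset": [0, 0, 0], "twist": 0}, {"offset": [0, 0, 0], "twist": 0}]}}

```text
time: 49.05
tool_pos: [499.2, 44.4, 285.9]
tcp_rot: [3.142, 0.001, 0.087]
contact_force: [0.1, 0.7, -0.7]
grip_width: 57.5
```

```bash
python3 g.py 494.5 74.9 225 5
python3 - <<'E'
from m import *
im=crop("side","s32.png",(200,130,330,290),5)
E
```

```text
t 49.05 pos [499.2  44.4 285.9] yaw 5.01 tilt [1.8e+02 3.0e-02] q [-0.06  0.43  1.75 -0.    0.96  1.42] F [ 0.1  0.7 -0.7] w 57.5
twist 0.01 tool off -2.0 -30.8 60.9
```

View pics/s32.png

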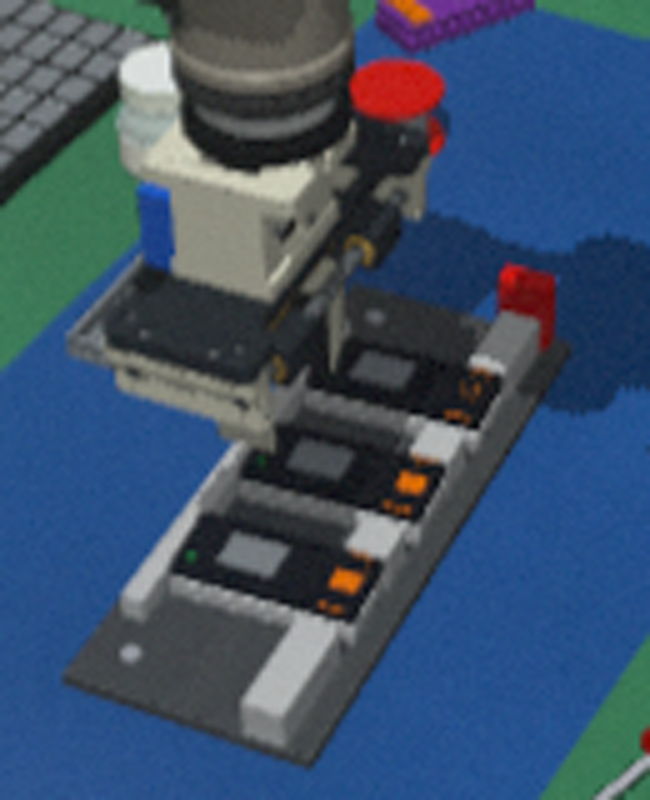

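Emit:
{"name": "play_rows", "arguments": {"commands": [{"offset": [-0.002, -0.031, 0], "twist": 0}, {"offset": [0, 0, 0.03], "twist": 0}, {"offset": [0, 0, 0.03], "twist": 0}, {"offset": [0, 0, 0], "twist": 0}, {"offset": [0, 0, 0], "twist": 0}]}}

```text
time: 49.6
tool_pos: [494.7, 75.2, 226.9]
tcp_rot: [3.141, -0.001, 0.087]
contact_force: [1.1, -0.2, 0.8]
grip_width: 57.8
```

```bash
python3 g.py 494.5 74.9 196 5
python3 - <<'E'
from m import *
im=crop("top","t33.png",(180,165,290,255),6)
packs(im)
E
```

```text
t 49.60 pos [494.7  75.2 226.9] yaw 5.01 tilt [ 1.7999e+02 -6.0000e-02] q [-0.    0.52  1.81 -0.    0.81  1.48] F [ 1.1 -0.2  0.8] w 57.8
twist 0.01 tool off -0.2 0.3 30.9
no dark [416.27777778 130.12962963]
no dark [261.17460317 223.46031746]
no dark [461.53333333 257.98333333]
```

View pics/t33.png

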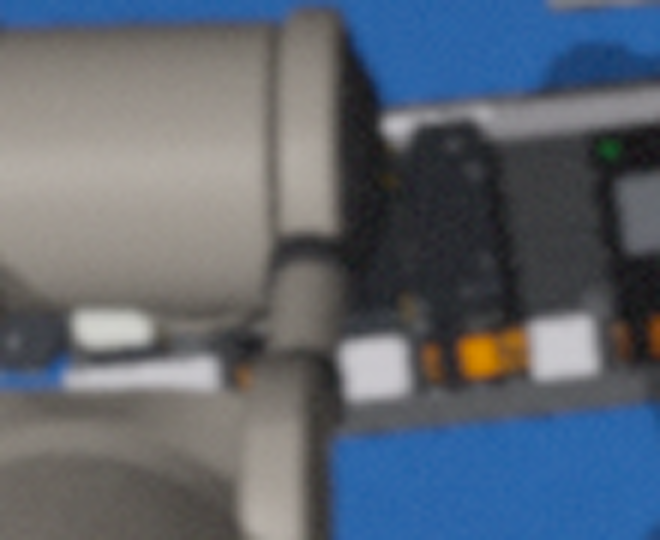

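Emit:
{"name": "play_rows", "arguments": {"commands": [{"offset": [0, 0, 0.01], "twist": 0}, {"offset": [0, 0, 0.006], "twist": 0}, {"offset": [0, 0, 0.004], "twist": 0}]}}

```text
time: 49.95
tool_pos: [494.0, 75.2, 205.5]
tcp_rot: [3.141, -0.0, 0.087]
contact_force: [-0.3, 0.5, -0.3]
grip_width: 57.6
```

Emit:
{"name": "play_rows", "arguments": {"commands": [{"offset": [0, 0, 0.004], "twist": 0}, {"offset": [0, 0, 0.004], "twist": 0}, {"offset": [0, 0, 0.003], "twist": 0}, {"offset": [0, 0, 0], "twist": 0}]}}

```text
time: 50.35
tool_pos: [493.9, 75.3, 194.3]
tcp_rot: [3.142, 0.001, 0.088]
contact_force: [-0.3, 0.2, 0.6]
grip_width: 57.4
```

Emit:
{"name": "play_rows", "arguments": {"commands": [{"offset": [0, 0, 0], "twist": 0}, {"offset": [0, 0, 0], "twist": 0}, {"offset": [0, 0, 0], "twist": 0}, {"offset": [0, 0, 0], "twist": 0}], "jaw": 255}}

```text
time: 50.75
tool_pos: [494.0, 75.3, 194.8]
tcp_rot: [3.141, -0.0, 0.088]
contact_force: [-0.0, -0.9, -0.4]
grip_width: 42.0
```

Emit:
{"name": "play_rows", "arguments": {"commands": [{"offset": [-0.003, 0, -0.002], "twist": 0}, {"offset": [0, 0, -0.02], "twist": 0}, {"offset": [0, 0, -0.04], "twist": 0}, {"offset": [0, 0, -0.045], "twist": 0}, {"offset": [0, 0, 0], "twist": 0}]}}

```text
time: 51.25
tool_pos: [492.3, 75.2, 307.1]
tcp_rot: [3.141, -0.011, 0.088]
contact_force: [0.9, -0.0, -2.0]
grip_width: 41.8
```

```bash
python3 g.py 390 366.7 303 5
```

```text
t 51.25 pos [492.3  75.2 307.1] yaw 5.03 tilt [179.95  -0.61] q [-0.    0.4   1.74  0.    0.99  1.48] F [ 0.9 -0.  -2. ] w 41.8
twist 0.03 tool off -76.5 -299.3 4.1
```

Emit:
{"name": "play_rows", "arguments": {"commands": [{"offset": [-0.0125, -0.048, 0], "twist": 0}, {"offset": [-0.0125, -0.048, 0], "twist": 0}, {"offset": [-0.0125, -0.048, 0], "twist": 0}, {"offset": [-0.0125, -0.048, 0], "twist": 0}, {"offset": [-0.0125, -0.048, 0], "twist": 0}]}}

```text
time: 51.75
tool_pos: [406.3, 310.2, 301.0]
tcp_rot: [3.141, 0.001, 0.087]
contact_force: [0.8, 1.2, -2.8]
grip_width: 41.8
```

Emit:
{"name": "play_rows", "arguments": {"commands": [{"offset": [-0.0125, -0.048, 0], "twist": 0}, {"offset": [0, -0.011, 0], "twist": 0}, {"offset": [0, 0, 0], "twist": -8.5}, {"offset": [0, 0, 0], "twist": -8.5}, {"offset": [0, 0, 0], "twist": -8.5}]}}

```text
time: 52.25
tool_pos: [389.9, 366.0, 300.7]
tcp_rot: [3.141, 0.002, 0.539]
contact_force: [-0.2, 0.5, -2.8]
grip_width: 41.7
```

Emit:
{"name": "play_rows", "arguments": {"commands": [{"offset": [0, 0, 0], "twist": -8.5}, {"offset": [0, 0, 0], "twist": -8.5}, {"offset": [0, 0, 0], "twist": -8.5}, {"offset": [0, 0, 0], "twist": -8.5}, {"offset": [0, 0, 0], "twist": -8.5}]}}

```text
time: 52.75
tool_pos: [390.1, 365.6, 300.8]
tcp_rot: [-3.141, 0.002, 1.28]
contact_force: [-1.0, -0.3, -2.6]
grip_width: 41.6
```

Emit:
{"name": "play_rows", "arguments": {"commands": [{"offset": [0, 0, 0], "twist": -1}, {"offset": [0, 0, 0], "twist": 0}, {"offset": [0, 0, 0], "twist": 0}]}}

```text
time: 53.05
tool_pos: [390.1, 366.1, 301.4]
tcp_rot: [-3.141, 0.001, 1.289]
contact_force: [-0.0, 1.0, -2.3]
grip_width: 42.1
```

```bash
python3 g.py 390 366.7 260 74.1
python3 - <<'E'
from m import *
im=crop("side","s34.png",(100,230,290,410),4)
im=crop("top","t34.png",(40,130,200,310),4)
im=crop(im,"t34b.png",(180,165,340,255),5)
E
```

```text
t 53.05 pos [390.1 366.1 301.4] yaw 73.85 tilt [-1.7998e+02  3.0000e-02] q [ 0.61  0.47  1.64 -0.    1.04  0.89] F [-0.   1.  -2.3] w 42.1
twist -0.25 tool off 0.5 -0.3 41.4
```

View pics/s34.png

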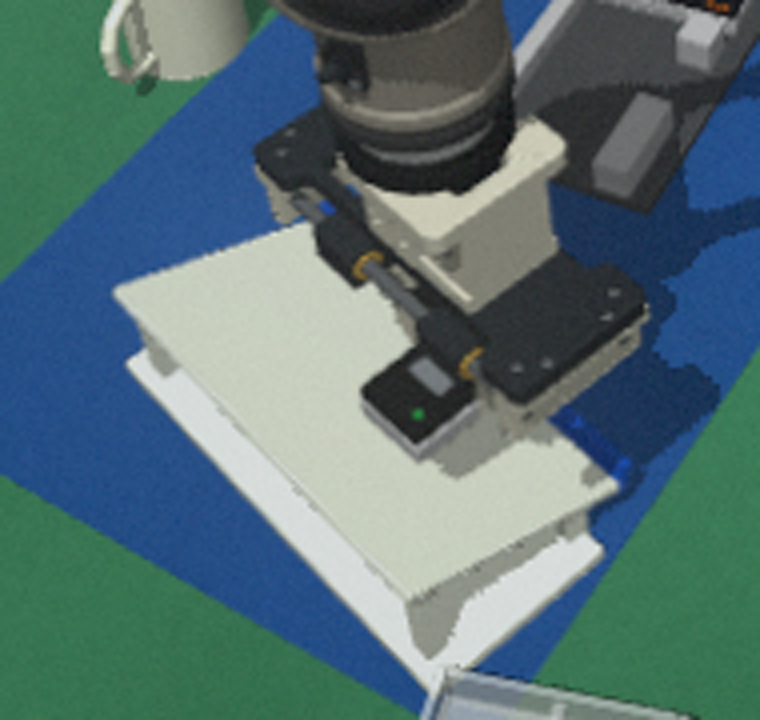

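View pics/t34b.png

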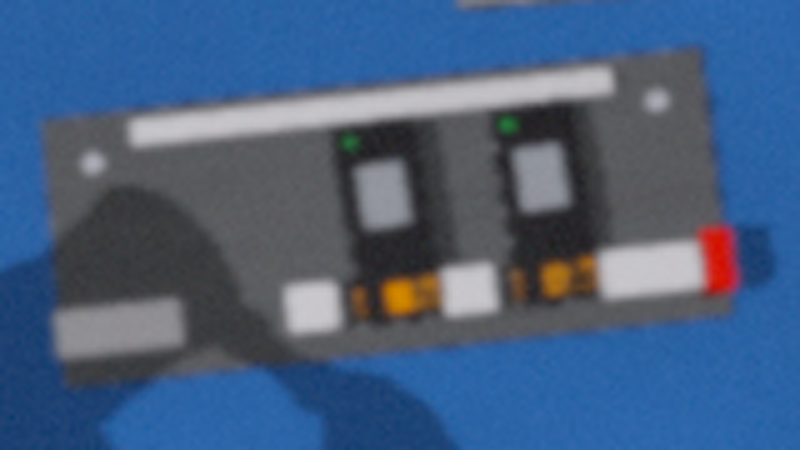

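Emit:
{"name": "play_rows", "arguments": {"commands": [{"offset": [0, 0, 0.02], "twist": -0.2}, {"offset": [0, 0, 0.02], "twist": 0}, {"offset": [0, 0, 0.005], "twist": 0}, {"offset": [0, 0, 0], "twist": 0}]}}

```text
time: 53.55
tool_pos: [390.0, 366.3, 256.2]
tcp_rot: [-3.141, 0.001, 1.295]
contact_force: [0.1, -0.4, -1.8]
grip_width: 41.6
```

Emit:
{"name": "play_rows", "arguments": {"commands": [{"offset": [0, 0, 0.002], "twist": 0}, {"offset": [0, 0, 0.002], "twist": 0}, {"offset": [0, 0, 0], "twist": 0}]}}

```text
time: 53.85
tool_pos: [390.3, 366.5, 253.3]
tcp_rot: [3.141, -0.001, 1.295]
contact_force: [0.4, -0.1, -0.9]
grip_width: 41.6
```

Emit:
{"name": "play_rows", "arguments": {"commands": [{"offset": [0, 0, 0.002], "twist": 0}, {"offset": [0, 0, 0.002], "twist": 0}, {"offset": [0, 0, 0], "twist": 0}]}}

```text
time: 54.15
tool_pos: [389.9, 366.2, 248.7]
tcp_rot: [-3.141, 0.001, 1.296]
contact_force: [-2.3, -2.4, 2.4]
grip_width: 41.8
```

Emit:
{"name": "play_rows", "arguments": {"commands": [{"offset": [0, 0, 0.0015], "twist": 0}, {"offset": [0, 0, 0.0015], "twist": 0}, {"offset": [0, 0, 0], "twist": 0}]}}

```text
time: 54.45
tool_pos: [389.9, 366.0, 245.5]
tcp_rot: [-3.141, 0.001, 1.296]
contact_force: [-2.4, -5.0, 2.8]
grip_width: 41.7
```

Emit:
{"name": "play_rows", "arguments": {"commands": [{"offset": [0, 0, 0.0015], "twist": 0}, {"offset": [0, 0, 0.0015], "twist": 0}, {"offset": [0, 0, 0], "twist": 0}]}}

```text
time: 54.75
tool_pos: [390.0, 366.1, 242.5]
tcp_rot: [-3.141, 0.001, 1.295]
contact_force: [-3.5, -5.2, 2.7]
grip_width: 41.4
```

Run:
```python
from m import *
im=crop("side","s35.png",(100,260,290,410),4)
```

```text
(no output)
```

View pics/s35.png

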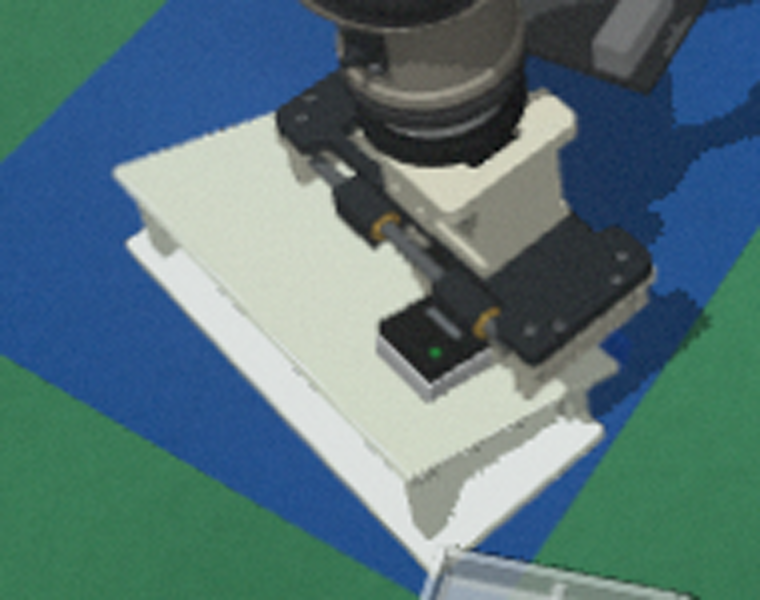

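Emit:
{"name": "play_rows", "arguments": {"commands": [{"offset": [0, 0, 0.0015], "twist": 0}, {"offset": [0, 0, 0.0015], "twist": 0}, {"offset": [0, 0, 0.0015], "twist": 0}, {"offset": [0, 0, 0], "twist": 0}]}}

```text
time: 55.2
tool_pos: [390.2, 366.3, 238.2]
tcp_rot: [3.141, -0.0, 1.295]
contact_force: [-1.9, -4.0, 3.3]
grip_width: 41.5
```

Emit:
{"name": "play_rows", "arguments": {"commands": [{"offset": [0, 0, 0.0015], "twist": 0}, {"offset": [0, 0, 0.0015], "twist": 0}, {"offset": [0, 0, 0], "twist": 0}]}}

```text
time: 55.5
tool_pos: [390.2, 366.4, 236.6]
tcp_rot: [3.141, -0.001, 1.296]
contact_force: [-6.3, -6.4, 15.4]
grip_width: 41.4
```

Emit:
{"name": "play_rows", "arguments": {"commands": [{"offset": [0, 0, 0.001], "twist": 0}, {"offset": [0, 0, 0.001], "twist": 0}, {"offset": [0, 0, 0], "twist": 0}]}}

```text
time: 55.8
tool_pos: [390.0, 366.4, 236.4]
tcp_rot: [3.14, -0.002, 1.296]
contact_force: [-9.3, -9.5, 30.8]
grip_width: 41.9
```

Emit:
{"name": "play_rows", "arguments": {"commands": [{"offset": [0, 0, -0.0025], "twist": 0}, {"offset": [0, 0, 0], "twist": 0}]}}

```text
time: 56.0
tool_pos: [390.5, 366.8, 236.7]
tcp_rot: [3.14, -0.002, 1.295]
contact_force: [-2.0, -2.2, 11.3]
grip_width: 41.4
```

Run:
```python
from m import *
im=crop("side","s36.png",(160,290,280,390),6)
im=crop("top","t36.png",(60,160,180,300),5)
```

```text
(no output)
```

View pics/s36.png

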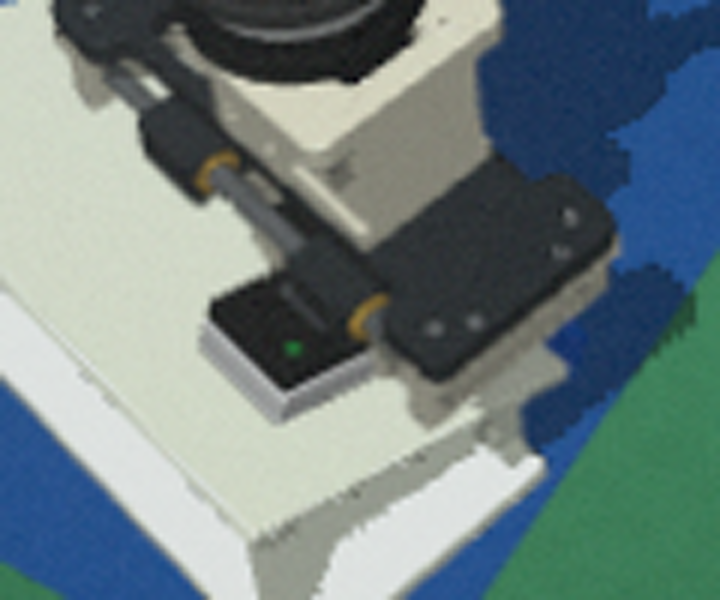

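View pics/t36.png

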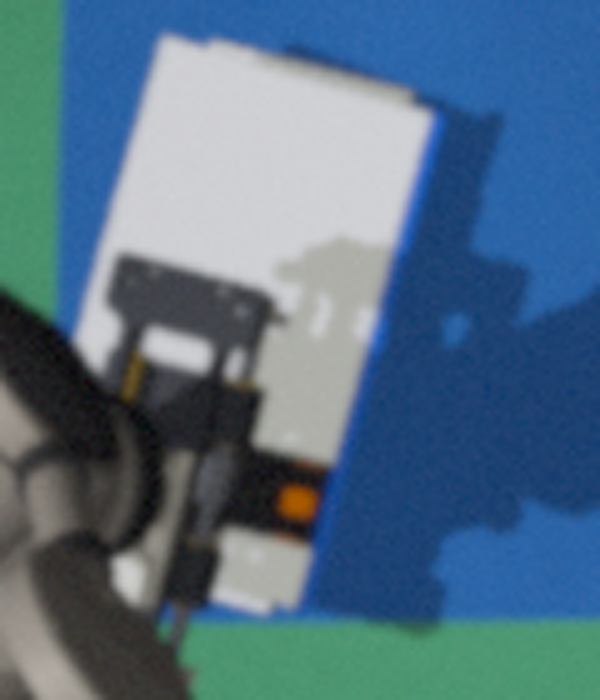

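Emit:
{"name": "play_rows", "arguments": {"commands": [{"offset": [0, 0, -0.003], "twist": 0}, {"offset": [0.004, 0, -0.0015], "twist": 0}, {"offset": [0.004, 0, -0.0015], "twist": 0}, {"offset": [0, 0, 0], "twist": 0}]}}

```text
time: 56.5
tool_pos: [392.6, 374.7, 241.5]
tcp_rot: [3.141, -0.001, 1.296]
contact_force: [-0.4, -0.5, -1.0]
grip_width: 41.5
```

Emit:
{"name": "play_rows", "arguments": {"commands": [{"offset": [0, 0, 0.0015], "twist": 0}, {"offset": [0, 0, 0.0015], "twist": 0}, {"offset": [0, 0, 0], "twist": 0}]}}

```text
time: 56.8
tool_pos: [392.2, 374.1, 239.3]
tcp_rot: [3.141, -0.0, 1.295]
contact_force: [-1.4, -0.8, 5.6]
grip_width: 41.6
```

Emit:
{"name": "play_rows", "arguments": {"commands": [{"offset": [0, 0, 0.0015], "twist": 0}, {"offset": [0, 0, 0.0015], "twist": 0}, {"offset": [0, 0, 0], "twist": 0}]}}

```text
time: 57.1
tool_pos: [392.0, 374.0, 239.2]
tcp_rot: [3.14, -0.001, 1.296]
contact_force: [-8.8, -6.6, 30.4]
grip_width: 41.6
```

Emit:
{"name": "play_rows", "arguments": {"commands": [{"offset": [0, 0, -0.003], "twist": 0}, {"offset": [0, 0, 0], "twist": 0}]}}

```text
time: 57.3
tool_pos: [392.4, 374.1, 239.3]
tcp_rot: [3.141, -0.001, 1.295]
contact_force: [-3.0, -1.2, 11.1]
grip_width: 41.8
```

Run:
```python
from m import *
im=crop("side","s37.png",(180,320,250,380),11)
h=np.array([np.cos(np.radians(74.1)),np.sin(np.radians(74.1))]); 
yv=np.array([-h[1],h[0]])
for t in (20,17,13,0):
    c,s=np.cos(np.radians(t)),np.sin(np.radians(t))
    A=np.r_[392+h[0]*20*c,374+h[1]*20*c,70+20*s]; B=np.r_[392+h[0]*50*c,374+h[1]*50*c,70+50*s]
    a,b=proj("side",[A,B]); print(t,(b-a), (b-a)[1]/(b-a)[0])
C=np.array([394,380.8,48.2]); 
a,b=proj("side",[C,C+np.r_[h*60*np.cos(.349),60*np.sin(.349)]]); print("board line",(b-a)[1]/(b-a)[0])
```

```text
20 [-12.32649954   5.89751175] -0.47844172901213783
17 [-12.42937272   6.50699185] -0.5235173164153115
13 [-12.51040919   7.286577  ] -0.5824411405161998
0 [-12.33442411   9.51554678] -0.7714625910631802
board line -0.4919358856749024
```

View pics/s37.png

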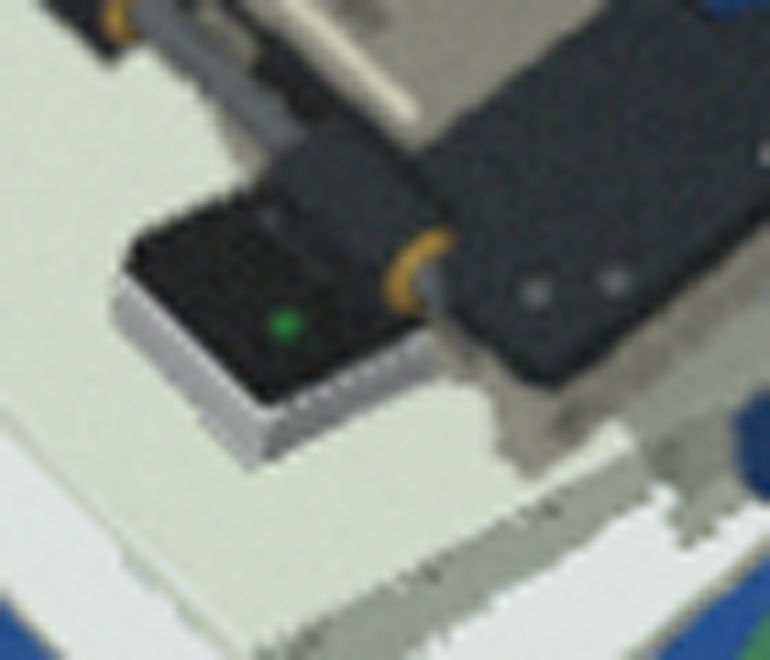

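Emit:
{"name": "play_rows", "arguments": {"commands": [{"offset": [0, 0, -0.0007], "twist": 0}, {"offset": [-0.002, 0, 0.0007], "twist": 0}, {"offset": [-0.002, 0, 0.0007], "twist": 0}, {"offset": [0, 0, 0], "twist": 0}]}}

```text
time: 57.75
tool_pos: [391.2, 369.9, 237.6]
tcp_rot: [-3.141, 0.001, 1.295]
contact_force: [0.7, -0.0, -0.3]
grip_width: 42.1
```

Emit:
{"name": "play_rows", "arguments": {"commands": [{"offset": [-0.001, 0, 0.0004], "twist": 0}, {"offset": [-0.001, 0, 0.0003], "twist": 0}, {"offset": [0, 0, 0], "twist": 0}]}}

```text
time: 58.05
tool_pos: [390.5, 368.0, 237.0]
tcp_rot: [-3.141, 0.001, 1.295]
contact_force: [-0.7, -0.7, -0.6]
grip_width: 41.8
```

Emit:
{"name": "play_rows", "arguments": {"commands": [{"offset": [-0.001, 0, 0.0004], "twist": 0}, {"offset": [-0.001, 0, 0.0003], "twist": 0}, {"offset": [0, 0, 0], "twist": 0}]}}

```text
time: 58.35
tool_pos: [390.1, 366.5, 236.6]
tcp_rot: [3.142, -0.0, 1.295]
contact_force: [0.3, 2.0, -2.5]
grip_width: 41.9
```

Emit:
{"name": "play_rows", "arguments": {"commands": [{"offset": [-0.001, 0, 0.0004], "twist": 0}, {"offset": [-0.001, 0, 0.0003], "twist": 0}, {"offset": [0, 0, 0], "twist": 0}]}}

```text
time: 58.65
tool_pos: [389.8, 365.7, 236.8]
tcp_rot: [3.141, -0.004, 1.295]
contact_force: [-0.3, 8.0, 1.0]
grip_width: 41.6
```

Emit:
{"name": "play_rows", "arguments": {"commands": [{"offset": [0.0005, 0, 0], "twist": 0}, {"offset": [0, 0, 0], "twist": 0}, {"offset": [0, 0, 0], "twist": 0}]}}

```text
time: 58.95
tool_pos: [389.9, 365.9, 236.6]
tcp_rot: [3.141, -0.003, 1.295]
contact_force: [-1.2, 6.6, 1.6]
grip_width: 41.7
```

Emit:
{"name": "play_rows", "arguments": {"commands": [{"offset": [0, 0, 0], "twist": 0}, {"offset": [0, 0, 0], "twist": 0}, {"offset": [0, 0, 0], "twist": 0}, {"offset": [0, 0, -0.01], "twist": 0}, {"offset": [0, 0, -0.04], "twist": 0}], "jaw": 110}}

```text
time: 59.45
tool_pos: [388.9, 364.1, 283.6]
tcp_rot: [-3.136, 0.007, 1.295]
contact_force: [-0.2, 0.6, 0.2]
grip_width: 52.2
```

Emit:
{"name": "play_rows", "arguments": {"commands": [{"offset": [0, 0, -0.04], "twist": 0}, {"offset": [-0.045, 0, 0], "twist": 0}, {"offset": [-0.045, 0, 0], "twist": 0}, {"offset": [-0.045, 0, 0], "twist": 0}, {"offset": [0, 0, 0], "twist": 0}]}}

```text
time: 59.95
tool_pos: [351.1, 231.5, 326.3]
tcp_rot: [-3.14, 0.003, 1.293]
contact_force: [0.2, 0.2, -0.0]
grip_width: 52.4
```

```bash
python3 g.py 502 -2 320 7
python3 - <<'E'
from m import *
im=crop("side","s38.png",(110,240,290,410),4)
im=crop("top","t38.png",(40,150,340,310),2.5)
packs(im)
E
```

```text
t 59.95 pos [351.1 231.5 326.3] yaw 74.07 tilt [-1.7991e+02  1.5000e-01] q [ 0.4   0.24  1.91 -0.    0.99  0.68] F [ 0.2  0.2 -0. ] w 52.4
twist 67.07 tool off 121.3 250.2 6.3
no dark [416.35185185 129.98148148]
pack px [291. 220.] centre [506.1 -85.4] size [98.5 51.6] yaw 5.2 seam [470.  -85.8] c-from-seam [507.9 -82.3]
no dark [259.68965517 223.79310345]
no dark [461.53333333 257.98333333]
```

View pics/s38.png

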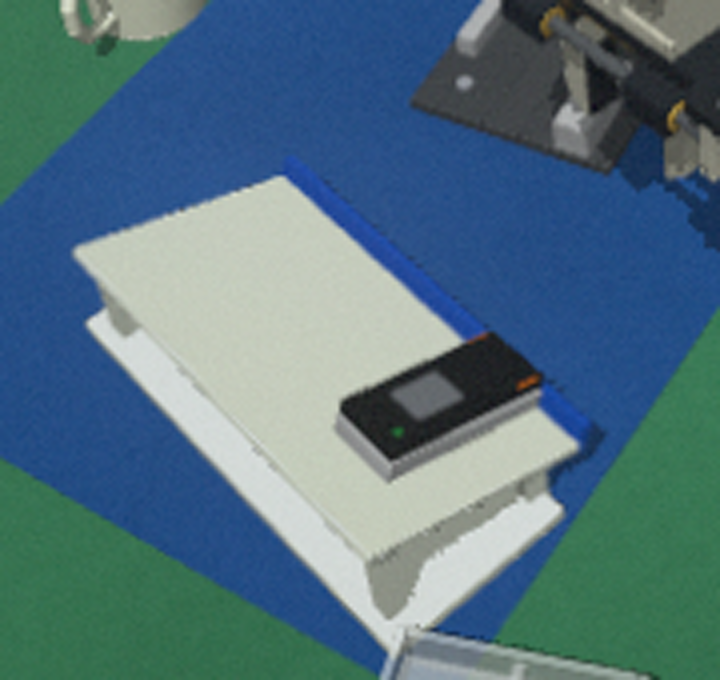

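View pics/t38.png

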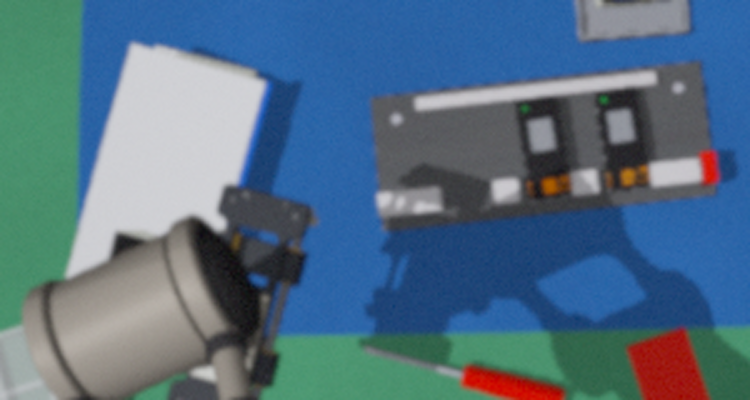

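Emit:
{"name": "play_rows", "arguments": {"commands": [{"offset": [0.024, 0.043, 0], "twist": 0}, {"offset": [0.024, 0.043, 0], "twist": 0}, {"offset": [0.024, 0.043, 0], "twist": 0}, {"offset": [0, 0, 0], "twist": 8.5}, {"offset": [0, 0, 0], "twist": 8.5}], "jaw": 95}}

```text
time: 60.55
tool_pos: [498.4, 270.5, 325.1]
tcp_rot: [-3.141, 0.0, 0.993]
contact_force: [-0.7, 0.4, 0.5]
grip_width: 57.6
```

Emit:
{"name": "play_rows", "arguments": {"commands": [{"offset": [0, 0, 0], "twist": 8.5}, {"offset": [0, 0, 0], "twist": 8.5}, {"offset": [0, 0, 0], "twist": 8.5}, {"offset": [0, 0, 0], "twist": 8.5}, {"offset": [0, 0, 0], "twist": 8.5}]}}

```text
time: 61.05
tool_pos: [497.2, 270.5, 326.0]
tcp_rot: [-3.141, -0.001, 0.252]
contact_force: [-0.1, -0.3, 0.6]
grip_width: 57.6
```

Emit:
{"name": "play_rows", "arguments": {"commands": [{"offset": [0, 0, 0], "twist": 7.5}, {"offset": [0, 0, 0], "twist": 0}, {"offset": [0, 0, 0], "twist": 0}]}}

```text
time: 61.35
tool_pos: [496.9, 270.0, 325.9]
tcp_rot: [-3.142, -0.0, 0.131]
contact_force: [0.0, 0.4, -0.0]
grip_width: 57.8
```

```bash
python3 g.py 502 -2 280 7
```

```text
t 61.35 pos [496.9 270.  325.9] yaw 7.48 tilt [-1.8e+02 -2.0e-02] q [ 0.36  0.49  1.52 -0.    1.13  1.8 ] F [ 0.   0.4 -0. ] w 57.8
twist 0.48 tool off -28.1 270.6 45.9
```

Emit:
{"name": "play_rows", "arguments": {"commands": [{"offset": [-0.005, 0.0475, 0], "twist": 0.5}, {"offset": [-0.005, 0.0475, 0], "twist": 0}, {"offset": [-0.005, 0.0475, 0], "twist": 0}, {"offset": [-0.005, 0.0475, 0], "twist": 0}, {"offset": [-0.005, 0.0475, 0], "twist": 0}]}}

```text
time: 61.85
tool_pos: [500.2, 29.0, 326.2]
tcp_rot: [3.141, -0.001, 0.121]
contact_force: [0.8, 0.1, -0.3]
grip_width: 57.8
```

Emit:
{"name": "play_rows", "arguments": {"commands": [{"offset": [-0.003, 0.033, 0.01], "twist": 0}, {"offset": [0, 0, 0.03], "twist": 0}, {"offset": [0, 0, 0.03], "twist": 0}, {"offset": [0, 0, 0.02], "twist": 0}, {"offset": [0, 0, 0], "twist": 0}]}}

```text
time: 62.35
tool_pos: [500.4, -2.6, 233.7]
tcp_rot: [-3.14, 0.005, 0.12]
contact_force: [0.6, -1.2, -0.1]
grip_width: 57.8
```

Emit:
{"name": "play_rows", "arguments": {"commands": [{"offset": [0, 0, 0], "twist": 0}, {"offset": [0, 0, 0], "twist": 0}]}}

```text
time: 62.55
tool_pos: [501.7, -2.6, 237.2]
tcp_rot: [3.141, -0.002, 0.119]
contact_force: [0.5, -0.1, 1.0]
grip_width: 57.5
```

```bash
python3 g.py 502 -2 195.5 7
python3 - <<'E'
from m import *
im=crop("side","s39.png",(210,180,310,280),7)
E
```

```text
t 62.55 pos [501.7  -2.6 237.2] yaw 6.80 tilt [ 1.7996e+02 -1.4000e-01] q [-0.16  0.5   1.8  -0.    0.83  1.29] F [ 0.5 -0.1  1. ] w 57.5
twist -0.20 tool off 0.4 -0.5 41.7
```

View pics/s39.png

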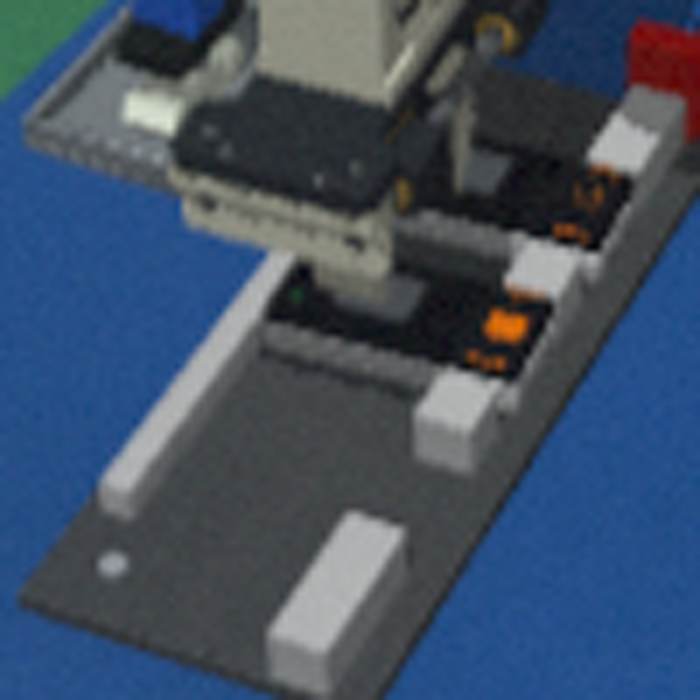

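Emit:
{"name": "play_rows", "arguments": {"commands": [{"offset": [0, 0, 0.015], "twist": 0}, {"offset": [0, 0, 0.01], "twist": 0}, {"offset": [0, 0, 0.005], "twist": 0}]}}

```text
time: 62.9
tool_pos: [500.9, -2.6, 205.7]
tcp_rot: [3.142, 0.0, 0.118]
contact_force: [0.5, -0.3, -0.7]
grip_width: 57.4
```

Emit:
{"name": "play_rows", "arguments": {"commands": [{"offset": [0, 0, 0.004], "twist": 0}, {"offset": [0, 0, 0.004], "twist": 0}, {"offset": [0, 0, 0.003], "twist": 0}, {"offset": [0, 0, 0], "twist": 0}]}}

```text
time: 63.3
tool_pos: [500.9, -2.7, 194.7]
tcp_rot: [-3.142, 0.001, 0.117]
contact_force: [0.8, -0.4, 1.5]
grip_width: 57.6
```

Emit:
{"name": "play_rows", "arguments": {"commands": [{"offset": [0, 0, 0], "twist": 0}, {"offset": [0, 0, 0], "twist": 0}, {"offset": [0, 0, 0], "twist": 0}, {"offset": [0, 0, 0], "twist": 0}], "jaw": 255}}

```text
time: 63.7
tool_pos: [501.1, -2.7, 195.1]
tcp_rot: [3.141, -0.0, 0.117]
contact_force: [0.1, -0.0, 0.9]
grip_width: 41.6
```

Emit:
{"name": "play_rows", "arguments": {"commands": [{"offset": [-0.003, 0, -0.002], "twist": 0}, {"offset": [0, 0, -0.02], "twist": 0}, {"offset": [0, 0, -0.04], "twist": 0}, {"offset": [0, 0, -0.045], "twist": 0}, {"offset": [0, 0, 0], "twist": 0}]}}

```text
time: 64.2
tool_pos: [499.3, -3.2, 307.2]
tcp_rot: [3.139, -0.01, 0.118]
contact_force: [0.1, 0.4, -2.6]
grip_width: 41.5
```

```bash
python3 g.py 464.9 350 303 7
```

```text
t 64.20 pos [499.3  -3.2 307.2] yaw 6.74 tilt [179.83  -0.58] q [-0.16  0.4   1.74 -0.    1.    1.29] F [ 0.1  0.4 -2.6] w 41.5
twist -0.26 tool off 8.9 -354.8 4.2
```

Emit:
{"name": "play_rows", "arguments": {"commands": [{"offset": [0.001, -0.048, 0], "twist": 0}, {"offset": [0.001, -0.048, 0], "twist": 0}, {"offset": [0.001, -0.048, 0], "twist": 0}, {"offset": [0.001, -0.048, 0], "twist": 0}, {"offset": [0.001, -0.048, 0], "twist": 0}]}}

```text
time: 64.7
tool_pos: [474.0, 237.5, 301.0]
tcp_rot: [3.141, 0.001, 0.117]
contact_force: [0.6, -0.7, -2.2]
grip_width: 41.4
```

Emit:
{"name": "play_rows", "arguments": {"commands": [{"offset": [0.001, -0.048, 0], "twist": 0}, {"offset": [0.001, -0.048, 0], "twist": 0}, {"offset": [0.002, -0.02, 0], "twist": 0}, {"offset": [0, 0, 0], "twist": -8.5}, {"offset": [0, 0, 0], "twist": -8.5}]}}

```text
time: 65.2
tool_pos: [464.4, 352.4, 300.4]
tcp_rot: [3.141, 0.002, 0.422]
contact_force: [0.4, 0.5, -1.5]
grip_width: 41.7
```

Emit:
{"name": "play_rows", "arguments": {"commands": [{"offset": [0, 0, 0], "twist": -8.5}, {"offset": [0, 0, 0], "twist": -8.5}, {"offset": [0, 0, 0], "twist": -8.5}, {"offset": [0, 0, 0], "twist": -8.5}, {"offset": [0, 0, 0], "twist": -8.5}]}}

```text
time: 65.7
tool_pos: [464.9, 351.3, 300.7]
tcp_rot: [-3.14, 0.002, 1.162]
contact_force: [-0.1, 0.0, -1.6]
grip_width: 41.8
```

Emit:
{"name": "play_rows", "arguments": {"commands": [{"offset": [0, 0, 0], "twist": -7.8}, {"offset": [0, 0, 0], "twist": 0}, {"offset": [0, 0, 0], "twist": 0}]}}

```text
time: 66.0
tool_pos: [465.1, 351.4, 301.2]
tcp_rot: [-3.141, 0.001, 1.288]
contact_force: [-0.3, 0.8, -1.8]
grip_width: 41.7
```

```bash
python3 g.py 464.6 351 257 74.1
python3 - <<'E'
from m import *
im=crop("side","s40.png",(100,230,290,410),4)
E
```

```text
t 66.00 pos [465.1 351.4 301.2] yaw 73.81 tilt [-1.7995e+02  6.0000e-02] q [ 0.52  0.54  1.5  -0.    1.1   0.8 ] F [-0.3  0.8 -1.8] w 41.7
twist -0.29 tool off -0.5 -0.3 44.2
```

View pics/s40.png

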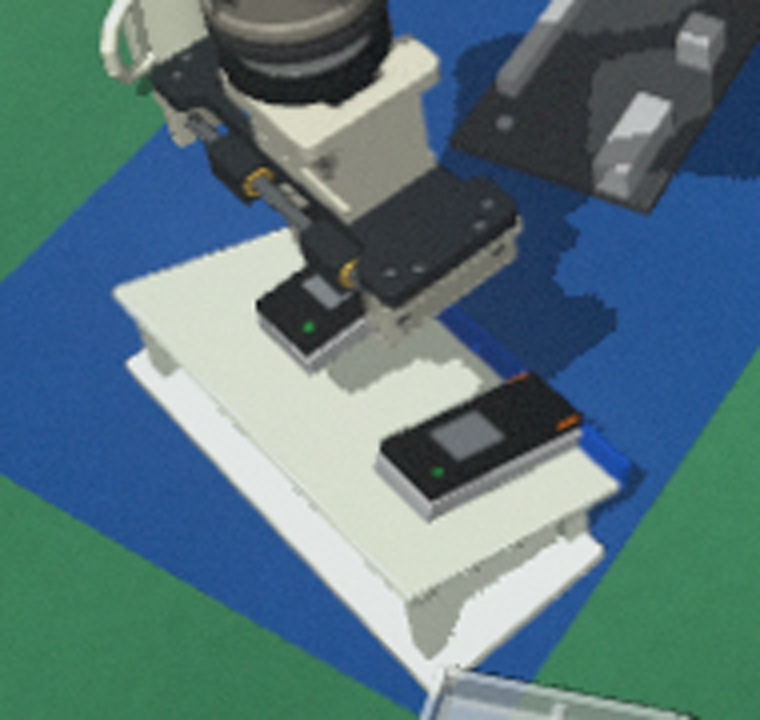

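Emit:
{"name": "play_rows", "arguments": {"commands": [{"offset": [0, 0, 0.025], "twist": -0.2}, {"offset": [0, 0, 0.02], "twist": 0}, {"offset": [0, 0, 0.003], "twist": 0}, {"offset": [0, 0, 0.002], "twist": 0}, {"offset": [0, 0, 0.002], "twist": 0}]}}

```text
time: 66.55
tool_pos: [465.2, 351.2, 250.9]
tcp_rot: [3.142, 0.001, 1.295]
contact_force: [-3.9, -5.3, 5.1]
grip_width: 41.6
```

Emit:
{"name": "play_rows", "arguments": {"commands": [{"offset": [0, 0, 0.0015], "twist": 0}, {"offset": [0, 0, 0.0015], "twist": 0}, {"offset": [0, 0, 0.0015], "twist": 0}, {"offset": [0, 0, 0], "twist": 0}]}}

```text
time: 66.95
tool_pos: [465.4, 351.1, 246.7]
tcp_rot: [3.141, 0.0, 1.295]
contact_force: [-2.0, -5.2, 2.8]
grip_width: 41.7
```

Emit:
{"name": "play_rows", "arguments": {"commands": [{"offset": [0, 0, 0.0015], "twist": 0}, {"offset": [0, 0, 0.001], "twist": 0}, {"offset": [0, 0, 0], "twist": 0}]}}

```text
time: 67.25
tool_pos: [465.4, 351.2, 244.3]
tcp_rot: [3.141, 0.0, 1.295]
contact_force: [-2.1, -4.8, 3.0]
grip_width: 42.3
```

Emit:
{"name": "play_rows", "arguments": {"commands": [{"offset": [0, 0, 0.001], "twist": 0}, {"offset": [0, 0, 0.001], "twist": 0}, {"offset": [0, 0, 0], "twist": 0}]}}

```text
time: 67.55
tool_pos: [465.5, 351.2, 242.3]
tcp_rot: [3.14, 0.0, 1.295]
contact_force: [-1.8, -5.1, 2.7]
grip_width: 41.8
```

Emit:
{"name": "play_rows", "arguments": {"commands": [{"offset": [0, 0, 0.001], "twist": 0}, {"offset": [0, 0, 0.001], "twist": 0}, {"offset": [0, 0, 0], "twist": 0}]}}

```text
time: 67.85
tool_pos: [465.5, 351.3, 240.1]
tcp_rot: [3.141, -0.0, 1.295]
contact_force: [-2.3, -5.1, 3.6]
grip_width: 41.9
```

Emit:
{"name": "play_rows", "arguments": {"commands": [{"offset": [0, 0, 0.001], "twist": 0}, {"offset": [0, 0, 0.0005], "twist": 0}, {"offset": [0, 0, 0], "twist": 0}]}}

```text
time: 68.15
tool_pos: [465.5, 351.4, 239.2]
tcp_rot: [3.14, -0.0, 1.295]
contact_force: [-3.2, -6.0, 7.4]
grip_width: 41.5
```

Emit:
{"name": "play_rows", "arguments": {"commands": [{"offset": [0, 0, 0.0007], "twist": 0}, {"offset": [0, 0, 0], "twist": 0}]}}

```text
time: 68.35
tool_pos: [465.4, 351.3, 239.2]
tcp_rot: [3.14, -0.001, 1.295]
contact_force: [-5.3, -5.6, 13.0]
grip_width: 41.7
```

Emit:
{"name": "play_rows", "arguments": {"commands": [{"offset": [0, 0, -0.0015], "twist": 0}, {"offset": [-0.0015, 0, 0.0005], "twist": 0}, {"offset": [-0.001, 0, 0.0004], "twist": 0}, {"offset": [0, 0, 0], "twist": 0}]}}

```text
time: 68.75
tool_pos: [465.3, 349.8, 238.9]
tcp_rot: [3.139, -0.004, 1.295]
contact_force: [-0.3, -0.0, 7.3]
grip_width: 41.6
```

Emit:
{"name": "play_rows", "arguments": {"commands": [{"offset": [-0.001, 0, 0.0004], "twist": 0}, {"offset": [-0.001, 0, 0.0004], "twist": 0}, {"offset": [0, 0, 0], "twist": 0}]}}

```text
time: 69.05
tool_pos: [464.9, 348.0, 238.2]
tcp_rot: [3.138, -0.004, 1.295]
contact_force: [-0.7, 0.1, 6.8]
grip_width: 41.4
```

Emit:
{"name": "play_rows", "arguments": {"commands": [{"offset": [-0.001, 0, 0.0004], "twist": 0}, {"offset": [-0.001, 0, 0.0003], "twist": 0}, {"offset": [0, 0, 0], "twist": 0}]}}

```text
time: 69.35
tool_pos: [464.4, 346.0, 237.4]
tcp_rot: [3.138, -0.004, 1.295]
contact_force: [-0.0, 0.3, 6.7]
grip_width: 41.3
```

Emit:
{"name": "play_rows", "arguments": {"commands": [{"offset": [-0.0007, 0, 0.0002], "twist": 0}, {"offset": [-0.0007, 0, 0.0002], "twist": 0}, {"offset": [0, 0, 0], "twist": 0}]}}

```text
time: 69.65
tool_pos: [464.1, 345.1, 237.2]
tcp_rot: [3.138, -0.005, 1.295]
contact_force: [0.9, 3.1, 6.0]
grip_width: 42.1
```

Emit:
{"name": "play_rows", "arguments": {"commands": [{"offset": [-0.0007, 0, 0.0002], "twist": 0}, {"offset": [-0.0007, 0, 0.0002], "twist": 0}, {"offset": [0, 0, 0], "twist": 0}]}}

```text
time: 69.95
tool_pos: [463.9, 344.6, 237.2]
tcp_rot: [3.137, -0.008, 1.294]
contact_force: [0.9, 7.0, 6.8]
grip_width: 41.4
```

Emit:
{"name": "play_rows", "arguments": {"commands": [{"offset": [0.0005, 0, 0], "twist": 0}, {"offset": [0, 0, 0], "twist": 0}]}}

```text
time: 70.15
tool_pos: [464.0, 344.8, 237.2]
tcp_rot: [3.137, -0.007, 1.295]
contact_force: [0.3, 4.5, 7.4]
grip_width: 41.9
```

Emit:
{"name": "play_rows", "arguments": {"commands": [{"offset": [0, 0, 0], "twist": 0}, {"offset": [0, 0, 0], "twist": 0}, {"offset": [0, 0, 0], "twist": 0}, {"offset": [0, 0, -0.01], "twist": 0}, {"offset": [0, 0, -0.04], "twist": 0}], "jaw": 110}}

```text
time: 70.65
tool_pos: [462.0, 342.4, 282.1]
tcp_rot: [-3.135, 0.006, 1.295]
contact_force: [-0.0, 0.5, -0.6]
grip_width: 52.2
```

Emit:
{"name": "play_rows", "arguments": {"commands": [{"offset": [0, 0, -0.04], "twist": 0}, {"offset": [-0.02, 0.045, 0], "twist": 0}, {"offset": [-0.02, 0.045, 0], "twist": 0}, {"offset": [0, 0, 0], "twist": 8.5}, {"offset": [0, 0, 0], "twist": 8.5}]}}

```text
time: 71.15
tool_pos: [539.7, 278.7, 325.4]
tcp_rot: [3.141, -0.0, 0.99]
contact_force: [0.0, 0.5, -0.4]
grip_width: 51.9
```

Emit:
{"name": "play_rows", "arguments": {"commands": [{"offset": [0, 0, 0], "twist": 8.5}, {"offset": [0, 0, 0], "twist": 8.5}, {"offset": [0, 0, 0], "twist": 8.5}, {"offset": [0, 0, 0], "twist": 8.5}, {"offset": [0, 0, 0], "twist": 8.5}], "jaw": 95}}

```text
time: 71.65
tool_pos: [538.6, 280.0, 325.6]
tcp_rot: [3.141, -0.0, 0.251]
contact_force: [-0.7, -0.2, -0.5]
grip_width: 57.5
```

Emit:
{"name": "play_rows", "arguments": {"commands": [{"offset": [0, 0, 0], "twist": 7.5}, {"offset": [0, 0, 0], "twist": 0}, {"offset": [0, 0, 0], "twist": 0}]}}

```text
time: 71.95
tool_pos: [538.6, 280.1, 325.3]
tcp_rot: [3.142, -0.0, 0.129]
contact_force: [-0.0, 0.6, 0.1]
grip_width: 58.0
```

```bash
python3 g.py 508 -78.5 290 7
python3 - <<'E'
from m import *
im=crop("side","s41.png",(100,230,290,410),4)
im=crop("top","t41.png",(180,165,340,255),5)
E
```

```text
t 71.95 pos [538.6 280.1 325.3] yaw 7.42 tilt [ 1.8e+02 -1.0e-02] q [ 0.35  0.56  1.4  -0.    1.18  1.79] F [-0.   0.6  0.1] w 58.0
twist 0.42 tool off -74.1 352.2 35.3
```

View pics/s41.png

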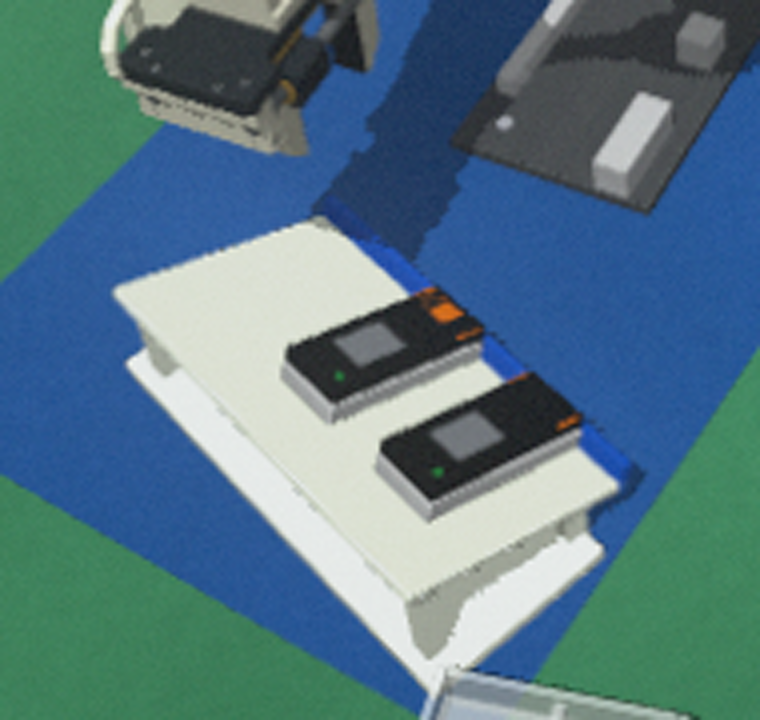

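View pics/t41.png

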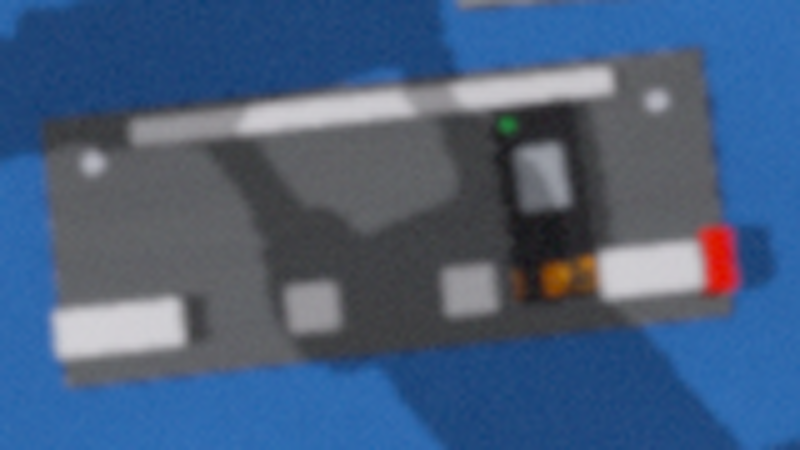

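Emit:
{"name": "play_rows", "arguments": {"commands": [{"offset": [-0.01, 0.048, 0], "twist": 0.4}, {"offset": [-0.01, 0.048, 0], "twist": 0}, {"offset": [-0.01, 0.048, 0], "twist": 0}, {"offset": [-0.01, 0.048, 0], "twist": 0}, {"offset": [-0.01, 0.048, 0], "twist": 0}]}}

```text
time: 72.55
tool_pos: [517.3, 34.1, 325.3]
tcp_rot: [3.141, -0.001, 0.121]
contact_force: [1.6, -0.6, -0.4]
grip_width: 57.6
```

Emit:
{"name": "play_rows", "arguments": {"commands": [{"offset": [-0.011, 0.048, 0], "twist": 0}, {"offset": [-0.011, 0.048, 0], "twist": 0}, {"offset": [-0.002, 0.016, 0.02], "twist": 0}, {"offset": [0, 0, 0.03], "twist": 0}, {"offset": [0, 0, 0.03], "twist": 0}]}}

```text
time: 73.05
tool_pos: [507.3, -79.3, 244.7]
tcp_rot: [3.141, -0.002, 0.119]
contact_force: [0.6, -0.2, -0.3]
grip_width: 57.5
```

Emit:
{"name": "play_rows", "arguments": {"commands": [{"offset": [0, 0, 0], "twist": 0}, {"offset": [0, 0, 0], "twist": 0}, {"offset": [0, 0, 0], "twist": 0}]}}

```text
time: 73.35
tool_pos: [508.0, -78.2, 246.6]
tcp_rot: [3.14, -0.002, 0.12]
contact_force: [-0.9, -0.7, 0.5]
grip_width: 57.6
```

```bash
python3 g.py 508 -78.5 195 7
python3 - <<'E'
from m import *
im=crop("side","s42.png",(210,150,320,250),7)
E
```

```text
t 73.35 pos [508.  -78.2 246.6] yaw 6.88 tilt [ 1.7993e+02 -1.4000e-01] q [-0.3   0.51  1.76 -0.    0.87  1.15] F [-0.9 -0.7  0.5] w 57.6
twist -0.12 tool off -0.0 0.3 51.6
```

View pics/s42.png

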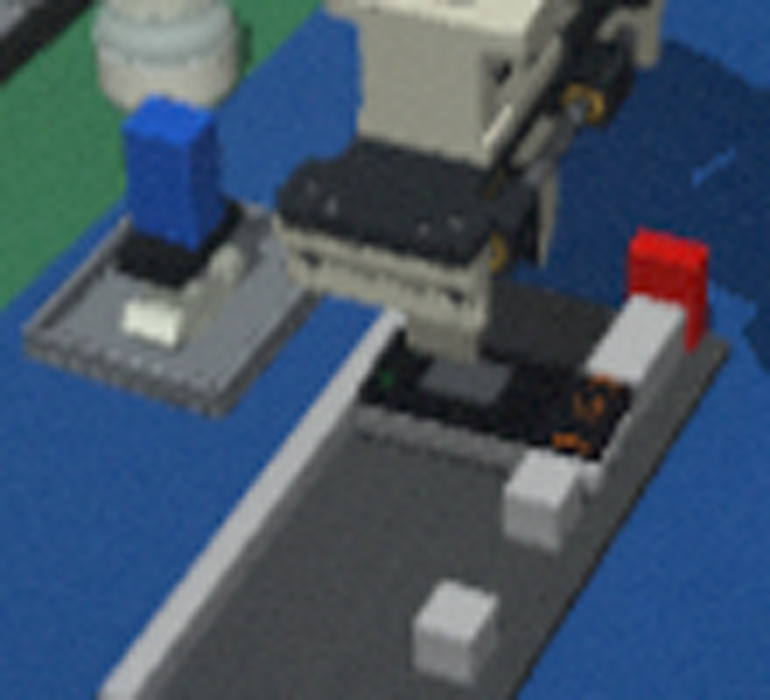

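Emit:
{"name": "play_rows", "arguments": {"commands": [{"offset": [0, 0, 0.02], "twist": 0}, {"offset": [0, 0, 0.015], "twist": 0}, {"offset": [0, 0, 0.005], "twist": 0}, {"offset": [0, 0, 0], "twist": 0}]}}

```text
time: 73.8
tool_pos: [507.5, -78.1, 205.4]
tcp_rot: [3.141, -0.0, 0.12]
contact_force: [0.1, 0.4, -0.0]
grip_width: 58.0
```

Emit:
{"name": "play_rows", "arguments": {"commands": [{"offset": [0, 0, 0.004], "twist": 0}, {"offset": [0, 0, 0.004], "twist": 0}, {"offset": [0, 0, 0.003], "twist": 0}, {"offset": [0, 0, 0], "twist": 0}]}}

```text
time: 74.2
tool_pos: [507.2, -78.2, 193.8]
tcp_rot: [-3.142, 0.0, 0.119]
contact_force: [-1.2, 0.3, -0.5]
grip_width: 57.4
```

Emit:
{"name": "play_rows", "arguments": {"commands": [{"offset": [0, 0, 0], "twist": 0}, {"offset": [0, 0, 0], "twist": 0}, {"offset": [0, 0, 0], "twist": 0}, {"offset": [0, 0, 0], "twist": 0}], "jaw": 255}}

```text
time: 74.6
tool_pos: [507.4, -78.3, 194.2]
tcp_rot: [3.141, -0.0, 0.119]
contact_force: [-0.8, -0.3, 0.9]
grip_width: 41.6
```

Emit:
{"name": "play_rows", "arguments": {"commands": [{"offset": [-0.003, 0, -0.002], "twist": 0}, {"offset": [0, 0, -0.02], "twist": 0}, {"offset": [0, 0, -0.04], "twist": 0}, {"offset": [0, 0, -0.045], "twist": 0}, {"offset": [0, 0, 0], "twist": 0}]}}

```text
time: 75.1
tool_pos: [505.6, -78.9, 306.5]
tcp_rot: [3.137, -0.01, 0.119]
contact_force: [1.0, -0.2, -1.0]
grip_width: 41.9
```

```bash
python3 g.py 538.6 330 303 7
```

```text
t 75.10 pos [505.6 -78.9 306.5] yaw 6.83 tilt [179.75  -0.56] q [-0.3   0.42  1.7   0.    1.01  1.15] F [ 1.  -0.2 -1. ] w 41.9
twist -0.17 tool off 82.6 -401.8 3.5
```

Emit:
{"name": "play_rows", "arguments": {"commands": [{"offset": [0.009, -0.047, 0], "twist": 0}, {"offset": [0.009, -0.047, 0], "twist": 0}, {"offset": [0.009, -0.047, 0], "twist": 0}, {"offset": [0.009, -0.047, 0], "twist": 0}, {"offset": [0.009, -0.047, 0], "twist": 0}]}}

```text
time: 75.6
tool_pos: [520.5, 161.9, 300.1]
tcp_rot: [3.141, 0.002, 0.119]
contact_force: [0.9, 0.2, -1.3]
grip_width: 41.8
```

Emit:
{"name": "play_rows", "arguments": {"commands": [{"offset": [0.01, -0.047, 0], "twist": 0}, {"offset": [0.01, -0.047, 0], "twist": 0}, {"offset": [0.01, -0.047, 0], "twist": 0}, {"offset": [0.008, -0.026, 0], "twist": 0}, {"offset": [0, 0, 0], "twist": -8.5}]}}

```text
time: 76.1
tool_pos: [538.2, 334.1, 299.4]
tcp_rot: [-3.141, 0.001, 0.273]
contact_force: [-0.0, -0.1, -1.5]
grip_width: 41.6
```

Emit:
{"name": "play_rows", "arguments": {"commands": [{"offset": [0, 0, 0], "twist": -8.5}, {"offset": [0, 0, 0], "twist": -8.5}, {"offset": [0, 0, 0], "twist": -8.5}, {"offset": [0, 0, 0], "twist": -8.5}, {"offset": [0, 0, 0], "twist": -8.5}]}}

```text
time: 76.6
tool_pos: [538.6, 330.2, 299.6]
tcp_rot: [-3.14, 0.002, 1.015]
contact_force: [-0.3, 0.3, -2.2]
grip_width: 41.7
```

Emit:
{"name": "play_rows", "arguments": {"commands": [{"offset": [0, 0, 0], "twist": -8.5}, {"offset": [0, 0, 0], "twist": -7.8}, {"offset": [0, 0, 0], "twist": 0}, {"offset": [0, 0, 0], "twist": 0}]}}

```text
time: 77.0
tool_pos: [538.8, 330.3, 300.2]
tcp_rot: [-3.141, 0.001, 1.29]
contact_force: [0.2, 0.1, -2.2]
grip_width: 41.7
```

```bash
python3 g.py 538.6 329.8 257 74.1
python3 - <<'E'
from m import *
im=crop("side","s43.png",(100,200,290,390),4)
E
```

```text
t 77.00 pos [538.8 330.3 300.2] yaw 73.91 tilt [-1.7994e+02  6.0000e-02] q [ 0.43  0.63  1.35 -0.    1.17  0.71] F [ 0.2  0.1 -2.2] w 41.7
twist -0.19 tool off -0.6 -0.0 43.2
```

View pics/s43.png

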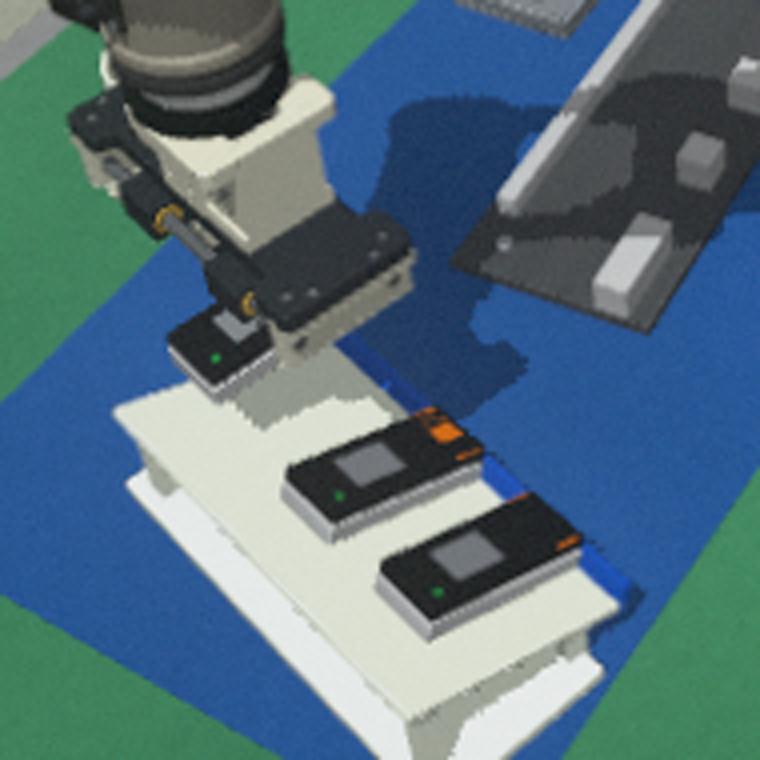

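Emit:
{"name": "play_rows", "arguments": {"commands": [{"offset": [-0.0005, 0, 0.025], "twist": -0.2}, {"offset": [0, 0, 0.018], "twist": 0}, {"offset": [0, 0, 0.003], "twist": 0}, {"offset": [0, 0, 0.002], "twist": 0}, {"offset": [0, 0, 0.002], "twist": 0}]}}

```text
time: 77.55
tool_pos: [538.8, 329.7, 252.1]
tcp_rot: [3.141, 0.001, 1.297]
contact_force: [-3.7, -4.9, 4.3]
grip_width: 41.7
```

Emit:
{"name": "play_rows", "arguments": {"commands": [{"offset": [0, 0, 0.0015], "twist": 0}, {"offset": [0, 0, 0.0015], "twist": 0}, {"offset": [0, 0, 0.0015], "twist": 0}, {"offset": [0, 0, 0], "twist": 0}]}}

```text
time: 77.95
tool_pos: [539.0, 329.5, 248.0]
tcp_rot: [3.14, 0.0, 1.296]
contact_force: [-2.6, -3.4, 2.4]
grip_width: 42.0
```

Emit:
{"name": "play_rows", "arguments": {"commands": [{"offset": [0, 0, 0.0015], "twist": 0}, {"offset": [0, 0, 0.0015], "twist": 0}, {"offset": [0, 0, 0], "twist": 0}]}}

```text
time: 78.25
tool_pos: [539.1, 329.5, 245.0]
tcp_rot: [3.14, 0.0, 1.296]
contact_force: [-2.4, -4.4, 3.2]
grip_width: 41.6
```

Emit:
{"name": "play_rows", "arguments": {"commands": [{"offset": [0, 0, 0.001], "twist": 0}, {"offset": [0, 0, 0.001], "twist": 0}, {"offset": [0, 0, 0], "twist": 0}]}}

```text
time: 78.55
tool_pos: [539.1, 329.5, 243.0]
tcp_rot: [3.14, 0.0, 1.296]
contact_force: [-2.1, -5.2, 2.1]
grip_width: 42.0
```

Emit:
{"name": "play_rows", "arguments": {"commands": [{"offset": [0, 0, 0.001], "twist": 0}, {"offset": [0, 0, 0.001], "twist": 0}, {"offset": [0, 0, 0], "twist": 0}]}}

```text
time: 78.85
tool_pos: [539.1, 329.6, 241.0]
tcp_rot: [3.14, -0.0, 1.296]
contact_force: [-1.6, -5.1, 2.8]
grip_width: 41.8
```

Emit:
{"name": "play_rows", "arguments": {"commands": [{"offset": [0, 0, 0.001], "twist": 0}, {"offset": [0, 0, 0.0005], "twist": 0}, {"offset": [0, 0, 0], "twist": 0}]}}

```text
time: 79.15
tool_pos: [539.2, 329.6, 239.4]
tcp_rot: [3.14, -0.0, 1.296]
contact_force: [-2.0, -4.5, 3.0]
grip_width: 41.8
```

Emit:
{"name": "play_rows", "arguments": {"commands": [{"offset": [0, 0, 0.0007], "twist": 0}, {"offset": [0, 0, 0], "twist": 0}]}}

```text
time: 79.35
tool_pos: [539.2, 329.7, 238.5]
tcp_rot: [3.14, -0.0, 1.297]
contact_force: [-1.5, -4.7, 2.7]
grip_width: 41.6
```

Emit:
{"name": "play_rows", "arguments": {"commands": [{"offset": [0, 0, 0.0007], "twist": 0}, {"offset": [0, 0, 0], "twist": 0}]}}

```text
time: 79.55
tool_pos: [539.2, 329.7, 237.9]
tcp_rot: [3.14, -0.0, 1.297]
contact_force: [-2.1, -4.8, 4.7]
grip_width: 41.9
```

Emit:
{"name": "play_rows", "arguments": {"commands": [{"offset": [0, 0, 0.0007], "twist": 0}, {"offset": [0, 0, 0], "twist": 0}]}}

```text
time: 79.75
tool_pos: [539.1, 329.7, 237.9]
tcp_rot: [3.14, -0.0, 1.297]
contact_force: [-3.1, -5.4, 6.7]
grip_width: 42.0
```

Emit:
{"name": "play_rows", "arguments": {"commands": [{"offset": [0, 0, 0.0005], "twist": 0}, {"offset": [0, 0, 0], "twist": 0}]}}

```text
time: 79.95
tool_pos: [539.1, 329.7, 237.9]
tcp_rot: [3.14, -0.001, 1.297]
contact_force: [-4.8, -7.6, 12.1]
grip_width: 41.8
```

Flat. Now slide down to the lip.

Emit:
{"name": "play_rows", "arguments": {"commands": [{"offset": [0, 0, -0.0015], "twist": 0}, {"offset": [-0.0015, 0, 0.0005], "twist": 0}, {"offset": [-0.0015, 0, 0.0005], "twist": 0}, {"offset": [-0.001, 0, 0.0004], "twist": 0}, {"offset": [0, 0, 0], "twist": 0}]}}

```text
time: 80.45
tool_pos: [538.4, 326.8, 237.0]
tcp_rot: [3.139, -0.003, 1.297]
contact_force: [-0.2, -0.3, 6.5]
grip_width: 41.9
```

Emit:
{"name": "play_rows", "arguments": {"commands": [{"offset": [-0.0007, 0, 0.0003], "twist": 0}, {"offset": [-0.0007, 0, 0.0002], "twist": 0}, {"offset": [0, 0, 0], "twist": 0}]}}

```text
time: 80.75
tool_pos: [538.1, 325.5, 236.5]
tcp_rot: [3.139, -0.004, 1.297]
contact_force: [0.3, 0.8, 6.1]
grip_width: 41.8
```

Emit:
{"name": "play_rows", "arguments": {"commands": [{"offset": [-0.0007, 0, 0.0003], "twist": 0}, {"offset": [-0.0007, 0, 0.0002], "twist": 0}, {"offset": [0, 0, 0], "twist": 0}]}}

```text
time: 81.05
tool_pos: [537.7, 324.1, 236.0]
tcp_rot: [3.138, -0.004, 1.297]
contact_force: [1.2, 1.1, 6.4]
grip_width: 42.0
```

Emit:
{"name": "play_rows", "arguments": {"commands": [{"offset": [-0.0007, 0, 0.0003], "twist": 0}, {"offset": [-0.0004, 0, 0.0002], "twist": 0}, {"offset": [0, 0, 0], "twist": 0}]}}

```text
time: 81.35
tool_pos: [537.5, 323.8, 236.0]
tcp_rot: [3.138, -0.006, 1.297]
contact_force: [-0.3, 4.2, 6.4]
grip_width: 41.7
```

Emit:
{"name": "play_rows", "arguments": {"commands": [{"offset": [-0.0005, 0, 0.0001], "twist": 0}, {"offset": [0, 0, 0], "twist": 0}]}}

```text
time: 81.55
tool_pos: [537.4, 323.6, 236.0]
tcp_rot: [3.138, -0.007, 1.297]
contact_force: [1.2, 5.0, 7.3]
grip_width: 41.7
```

Emit:
{"name": "play_rows", "arguments": {"commands": [{"offset": [0, 0, 0], "twist": 0}, {"offset": [0, 0, 0], "twist": 0}, {"offset": [0, 0, 0], "twist": 0}, {"offset": [0, 0, -0.01], "twist": 0}, {"offset": [0, 0, -0.04], "twist": 0}], "jaw": 110}}

```text
time: 82.05
tool_pos: [535.6, 321.2, 280.5]
tcp_rot: [-3.134, 0.006, 1.297]
contact_force: [-0.5, -0.6, -0.6]
grip_width: 52.0
```

Emit:
{"name": "play_rows", "arguments": {"commands": [{"offset": [0, 0, -0.045], "twist": 0}, {"offset": [0, 0, -0.03], "twist": 0}, {"offset": [-0.048, 0, 0], "twist": 0}, {"offset": [-0.048, 0, 0], "twist": 0}, {"offset": [-0.048, 0, 0], "twist": 0}]}}

```text
time: 82.55
tool_pos: [496.8, 181.9, 359.7]
tcp_rot: [3.14, -0.0, 1.298]
contact_force: [1.9, -0.5, 0.4]
grip_width: 52.2
```

Emit:
{"name": "play_rows", "arguments": {"commands": [{"offset": [-0.048, 0, 0], "twist": 0}, {"offset": [-0.048, 0, 0], "twist": 0}, {"offset": [-0.048, 0, 0], "twist": 0}, {"offset": [0, 0, 0], "twist": 0}, {"offset": [0, 0, 0], "twist": 0}]}}

```text
time: 83.05
tool_pos: [458.7, 43.6, 359.7]
tcp_rot: [3.14, -0.0, 1.294]
contact_force: [0.5, 0.7, -0.1]
grip_width: 52.2
```

```bash
python3 g.py 502 -2 320 7
python3 - <<'E'
from m import *
im=crop("side","s44.png",(100,230,290,410),4); cv2.imwrite("pics/s44f.png",im[:,:,::-1])
im=crop("top","t44.png",(50,150,170,300),5); cv2.imwrite("pics/t44f.png",im[:,:,::-1])
E
```

```text
t 83.05 pos [458.7  43.6 359.7] yaw 74.15 tilt [ 1.7993e+02 -3.0000e-02] q [-0.07  0.27  1.76  0.    1.11  0.2 ] F [ 0.5  0.7 -0.1] w 52.2
twist 67.15 tool off 37.4 50.6 39.7
```

View pics/s44.png

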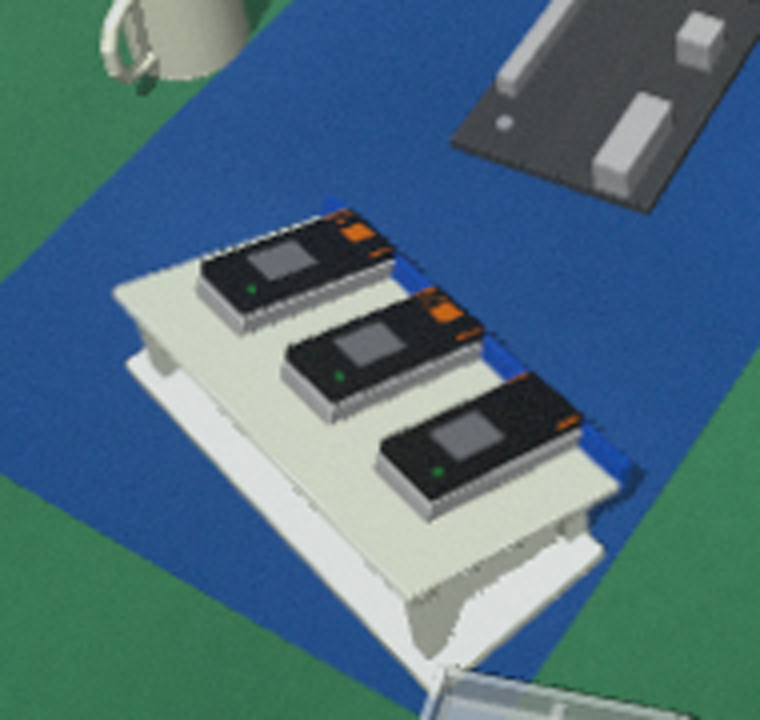

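View pics/t44.png

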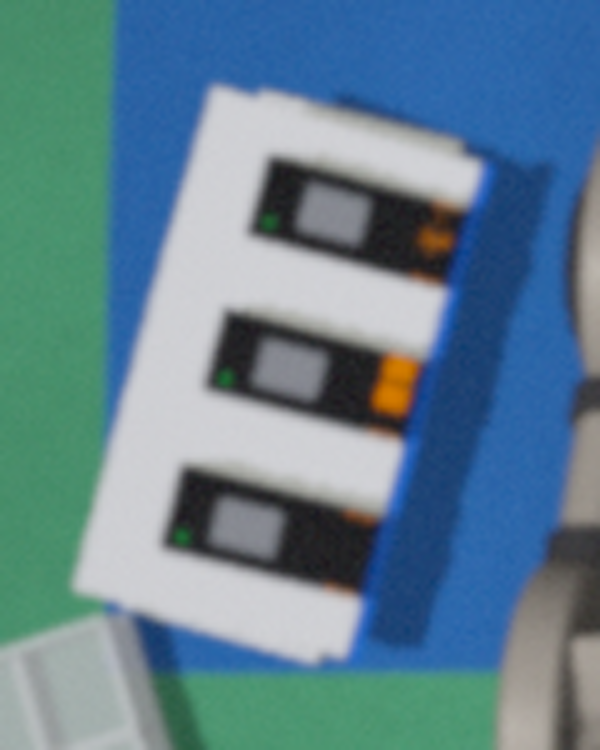

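View pics/t44f.png

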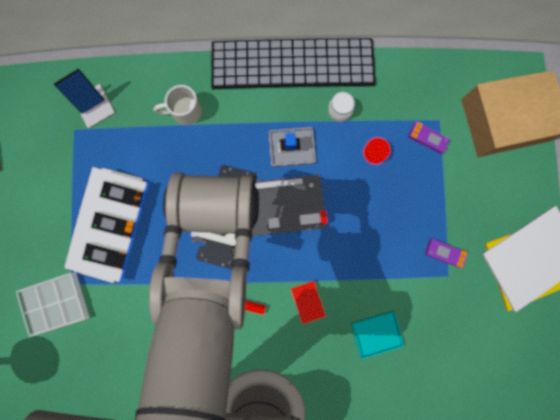

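View pics/s44f.png

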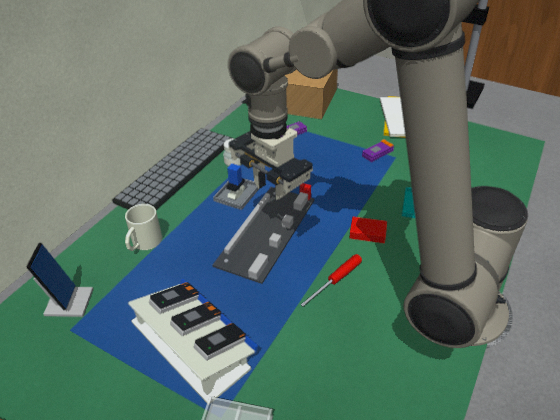

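```bash
python3 -c "
from h import *
print(ticket.close_job(), status.get_obs()['contact_force'].round(1), status.get_obs()['time'])"
```

```text
the job is handed in; nothing more can be done
the job is handed in; nothing more can be done
```

The job is done and handed in at about 83 s. All three packs were pressed and now lie on the sloped rack.

- **Nesting:** Each pack went into its own bay, clips towards the robot, and was pushed back until the bar was felt (7–10 N). The first pack was later seen shifted and turned a few millimetres in its bay. I don't know whether that was the expected knock or my release next door. I gripped it again, straightened it and pushed it home before pressing.
- **Sweep:** The press ran at about 5 mm of its 10 mm spring travel the whole way. The downward force stayed steady, and it met the red end stop with the side force rising to 10 N. It is back upright in its tray.
- **Rack:** The packs lie flat, lid up and side by side, each slid down until it felt the lip. Other look-alikes, the mug and the spool were left alone.

**Checks:**
- **Final pictures:** They show all three packs flat with their lower ends at the lip and the press standing in the tray.
- **Clips:** They look flush. The orange blends into the lid surface. The cameras cannot resolve fractions of a millimetre, and the middle clips on two packs show slightly more orange than the rest.
- **Drag during the sweep:** It pulled the clip ends of the second and third packs sideways by about 2–3 mm within their gaps. I corrected for this when picking them up.
- **Camera disagreement:** The two cameras differed by 3–6 mm in places, so I relied on felt contact for the final positions.

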